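# Cap the checked lens units and lock their carrier

### The arm

A 6-joint arm with a two-finger parallel gripper is mounted at the origin on the work surface. World frame = base frame: x ahead of the robot, y to its left, z up, the work surface at z = 0. Lengths are in m, angles in rad, forces in N, time in s.
With the tool pointing down it reaches from about 0.25 to 0.725 m from the base axis. Payload 9.7 kg.
Tool frame: the origin (TCP) lies midway between the tips of the shut fingers; the grasp point (between the pads) lies 19 mm behind it; z points along the fingers, x is the direction in which the jaws open and shut, and the axes are right-handed (so a half turn about z gives the same grasp; the last joint's range is limited). The gripper opens to 85 mm and grips with 20 to 120 N. Pads are 22 mm wide; open, the fingers measure 114 mm over their backs; the gripper's body (76 mm by 85 mm) begins 54 mm behind the grasp point. The pads swing forward as they close: fully open they stand 13 mm farther back than shut.
Start: joints at [1.179, 0.087, 0.176, 1.66, 0, 1.571], TCP at [0.21, 0.508, 0.231] pointing down, gripper open.
Joint ranges: [-3.13, 3.13], [-0.85, 1.81], [-1.15, 1.24], [-2.2, 2.28], [-1.44, 1.52], [-3.14, 3.14]. Speed limits (rad/s): [2.22, 2.22, 2.57, 3.14, 3.14, 3.14].

### API

Orientations are given as a unit quaternion [w, x, y, z].
In Python, from rig import sense, imaging, workorder gives the robot as it stands.
- The arm moves only by the tool apply_moves, never from a script. Its arguments are lists of equal length, an entry for each row: "travel": the shift along the tool's x, y, z in mm, a list of three; "dr": the turn, a rotation vector about the tool's x, y, z in degrees, a list of three; "grip": the opening, from 0 (shut) to 1 (fully open). In form: {"travel": [[dx, dy, dz], ...], "dr": [[rx, ry, rz], ...], "grip": [grip, ...]}. A call has 1 to 5 rows; each row is the pose to reach, as a shift and turn from the pose commanded when the call began, along the tool's axes at that moment; what a row does not reach only later rows make up. A row lasts 1/10 s, in which the tool goes at most 50 mm and 8.59 degrees, less where a joint would pass 70% of its speed; a pose out of reach is approached as far as the arm can. A call with a gripper value outside its range is refused whole. The fingers move at their own pace and stop on an object; "grip_force" is the grip in N (left out, the last holds). Time passes only in rows, so rows that repeat a pose let the fingers close. It gives the time, the measured TCP pose, the force and the opening at its end, in the units of the state.
- sense(): the state, without advancing time (a new reading comes with each control period).
- imaging.snapshot(name): name is "scene" or "top" or "wrist"; returns the picture (420x560x3 uint8, red, green, blue); there is no depth.
- imaging.camera_params(name): a dict with "camera_matrix" (3x3 intrinsics, pixels), "T" (4x4, takes a point from camera to world coordinates); the wrist camera has in their place "hand_eye" (4x4, takes a point from camera to tool coordinates, whose origin is the TCP and whose axes are the tool frame's). Camera axes: x right, y down, z forward; pixel columns grow to the right and rows downward; lengths in m; the calibration is good to about 2 mm. A picture is of the moment at which its call begins: read the wrist's pose just before it. camera_params takes no time and is no camera call.
- workorder.hand_in(): hands the job in, once; it reports no verdict.
The state is a dict: "time": time; "qpos": joint angles; "qd": joint speeds; "effort": joint torques, N m; "position": TCP position; "ee_rot": TCP orientation; "contact_force": force on the tool from outside, world axes, zero at the start; "torque": the same for the moment, N m; "width": finger opening in m.
Only numpy, scipy, OpenCV 4.12 (cv2) and the standard library are available. Lean on these libraries where they do the work, as an engineer would, in place of code of your own. Each camera call takes 0.05 s, during which the arm holds its last target.

### The job

The lens units on the bench have passed the vision check: stand each one upright in a pocket of its own in the blue carrier, and fit an orange dust cap on each by pinching its two white tabs together, setting it level on the rim and letting the tabs spring out under the lip; a spare cap may stay where it is. When every unit is in and capped, strike the red locking pin with a brisk blow of the mallet (never with the gripper) until it is fully home, then stand the mallet back on its head at its place on the black mat. Leave the bottle, blower and emergency stop alone.

Things in the scene. Friction and masses are not known exactly. Their poses are not given: they have to be found in the camera images.
- pocket1 (a point): centre of the floor of one of the carrier's four square pockets (65 x 65 mm, 10 mm deep, floor 6 mm above the table); its y axis runs along the row of pockets, its z axis up. The carrier is a fixed blue and aluminium plate, 90 mm wide, pockets 85 mm apart, 1 to 4 along y
- pocket2 (a point): centre of the floor of one of the carrier's four square pockets (65 x 65 mm, 10 mm deep, floor 6 mm above the table); its y axis runs along the row of pockets, its z axis up. The carrier is a fixed blue and aluminium plate, 90 mm wide, pockets 85 mm apart, 1 to 4 along y
- pocket3 (a point): centre of the floor of one of the carrier's four square pockets (65 x 65 mm, 10 mm deep, floor 6 mm above the table); its y axis runs along the row of pockets, its z axis up. The carrier is a fixed blue and aluminium plate, 90 mm wide, pockets 85 mm apart, 1 to 4 along y
- pocket4 (a point): centre of the floor of one of the carrier's four square pockets (65 x 65 mm, 10 mm deep, floor 6 mm above the table); its y axis runs along the row of pockets, its z axis up. The carrier is a fixed blue and aluminium plate, 90 mm wide, pockets 85 mm apart, 1 to 4 along y
- unit1_mid (a point): lens unit (may be absent), centre of it, 27.5 mm above its underside: square aluminium foot 60 x 60 x 12 mm (sides along its x and y axes) with a round black barrel 58 mm across from 12 mm up to the rim at 55 mm. The open bore is 41 mm across at the rim; this inward lip is 4 mm thick, and below it the bore widens to 52 mm. About 0.24 kg, z up
- unit2_mid (a point): lens unit (may be absent), centre of it, 27.5 mm above its underside: square aluminium foot 60 x 60 x 12 mm (sides along its x and y axes) with a round black barrel 58 mm across from 12 mm up to the rim at 55 mm. The open bore is 41 mm across at the rim; this inward lip is 4 mm thick, and below it the bore widens to 52 mm. About 0.24 kg, z up
- unit3_mid (a point): lens unit (may be absent), centre of it, 27.5 mm above its underside: square aluminium foot 60 x 60 x 12 mm (sides along its x and y axes) with a round black barrel 58 mm across from 12 mm up to the rim at 55 mm. The open bore is 41 mm across at the rim; this inward lip is 4 mm thick, and below it the bore widens to 52 mm. About 0.24 kg, z up
- unit4_mid (a point): lens unit (may be absent), centre of it, 27.5 mm above its underside: square aluminium foot 60 x 60 x 12 mm (sides along its x and y axes) with a round black barrel 58 mm across from 12 mm up to the rim at 55 mm. The open bore is 41 mm across at the rim; this inward lip is 4 mm thick, and below it the bore widens to 52 mm. About 0.24 kg, z up
- cap1_mid (a point): orange dust cap, 70 g: point on its axis 13 mm above its disc's underside (23 mm above the table as it stands). Disc 56 mm across, 4 mm thick; plug below 37 mm across, 10 mm deep, bevelled foot, on which it stands; two white tabs on top, 4 to 22 mm above the disc's underside, 20 mm wide, outer faces 38 mm apart along the cap's x axis. When fitted, this point is 40.5 mm above the unit's
- cap1_tab_a (a joint): how far the tab on the +x side of cap 1 (the other is alike, on its own spring) is pressed in towards the middle, m: 0 sprung out, 0.0055 fully in (about 7 N; both in: outer faces 27 mm apart). It springs back. Its tooth, 5 to 9 mm below the disc's underside, stands 23.5 mm from the axis when out, and inside the plug when in; fitted, it is out under the unit's lip
- cap2_mid (a point): orange dust cap, 70 g: point on its axis 13 mm above its disc's underside (23 mm above the table as it stands). Disc 56 mm across, 4 mm thick; plug below 37 mm across, 10 mm deep, bevelled foot, on which it stands; two white tabs on top, 4 to 22 mm above the disc's underside, 20 mm wide, outer faces 38 mm apart along the cap's x axis. When fitted, this point is 40.5 mm above the unit's
- cap2_tab_a (a joint): how far the tab on the +x side of cap 2 (the other is alike, on its own spring) is pressed in towards the middle, m: 0 sprung out, 0.0055 fully in (about 7 N; both in: outer faces 27 mm apart). It springs back. Its tooth, 5 to 9 mm below the disc's underside, stands 23.5 mm from the axis when out, and inside the plug when in; fitted, it is out under the unit's lip
- cap3_mid (a point): orange dust cap, 70 g: point on its axis 13 mm above its disc's underside (23 mm above the table as it stands). Disc 56 mm across, 4 mm thick; plug below 37 mm across, 10 mm deep, bevelled foot, on which it stands; two white tabs on top, 4 to 22 mm above the disc's underside, 20 mm wide, outer faces 38 mm apart along the cap's x axis. When fitted, this point is 40.5 mm above the unit's
- cap3_tab_a (a joint): how far the tab on the +x side of cap 3 (the other is alike, on its own spring) is pressed in towards the middle, m: 0 sprung out, 0.0055 fully in (about 7 N; both in: outer faces 27 mm apart). It springs back. Its tooth, 5 to 9 mm below the disc's underside, stands 23.5 mm from the axis when out, and inside the plug when in; fitted, it is out under the unit's lip
- cap4_mid (a point): orange dust cap, 70 g: point on its axis 13 mm above its disc's underside (23 mm above the table as it stands). Disc 56 mm across, 4 mm thick; plug below 37 mm across, 10 mm deep, bevelled foot, on which it stands; two white tabs on top, 4 to 22 mm above the disc's underside, 20 mm wide, outer faces 38 mm apart along the cap's x axis. When fitted, this point is 40.5 mm above the unit's
- cap4_tab_a (a joint): how far the tab on the +x side of cap 4 (the other is alike, on its own spring) is pressed in towards the middle, m: 0 sprung out, 0.0055 fully in (about 7 N; both in: outer faces 27 mm apart). It springs back. Its tooth, 5 to 9 mm below the disc's underside, stands 23.5 mm from the axis when out, and inside the plug when in; fitted, it is out under the unit's lip
- pin_top (a point): centre of the top of the locking pin's red head (20 mm across), beyond the pocket4 end of the carrier, 82 mm from pocket4 in the row's direction, 52 mm above the table when up, 40 mm when home; its square steel block is 44 mm wide and 32 mm high
- lockpin (a joint): how far the locking pin is driven down, m: 0 up, 0.012 fully home. A light spring lifts it but its detent grips: it needs about 9 N and more, the faster, to move and stays where it is driven
- mallet_head (a point): centre of the mallet's head: a cylinder 36 mm across and 60 mm high with white plastic faces, standing on one face (centre 30 mm up). The wooden handle, 16 mm wide and 20 mm high, is level and runs from the head along the mallet's -x axis, ending 132 mm from the head's axis; its middle line is at the head's centre height. About 0.38 kg, balance point 8 mm from the head's axis
- mat_spot (a point): spot on the black rubber mat (3 mm thick, fixed, 190 x 90 mm) where the mallet's head stands; on the mat's surface. The mat is laid out 150 mm along its -x axis from here, where the handle hangs over it, and 40 mm along +x
- bottle: bystander: clear water bottle, 64 mm across, 200 mm high, origin under its centre
- blower: bystander: black rubber bulb blower standing, 62 mm across, 115 mm high, origin under its centre
- estop (a joint): bystander: red emergency-stop button on a yellow box 75 mm square, 55 mm high (button's top 77 mm above the table), fixed; 0 up, 0.006 pressed, m
- ebox: the yellow emergency-stop box, origin under its centre
Things that resemble listed ones, but are neither listed nor needed, are in the scene too. Leave any purple look-alike of the part that bears mallet_head alone. Leave any purple look-alike of the part that bears unit3_mid alone.

How it is judged:
On the way, in this order (a step that is already met when the one before it is completed fails the run):
1. every lens unit present stands in a pocket with a cap fitted, tabs sprung out (((horizontal distance between unit1_mid and pocket1 below 0.006 m and z of unit1_mid in the frame of pocket1 below 0.0305 m and angle between unit1_mid's own z axis and vertical below 0.06 rad) or (horizontal distance between unit1_mid and pocket2 below 0.006 m and z of unit1_mid in the frame of pocket2 below 0.0305 m and angle between unit1_mid's own z axis and vertical below 0.06 rad) or (horizontal distance between unit1_mid and pocket3 below 0.006 m and z of unit1_mid in the frame of pocket3 below 0.0305 m and angle between unit1_mid's own z axis and vertical below 0.06 rad) or (horizontal distance between unit1_mid and pocket4 below 0.006 m and z of unit1_mid in the frame of pocket4 below 0.0305 m and angle between unit1_mid's own z axis and vertical below 0.06 rad)) and ((horizontal distance between cap1_mid and unit1_mid below 0.005 m and z of cap1_mid in the frame of unit1_mid between 0.038 and 0.043 m and angle between cap1_mid's own z axis and vertical below 0.08 rad and value of joint cap1_tab_a below 0.0025 m) or (horizontal distance between cap2_mid and unit1_mid below 0.005 m and z of cap2_mid in the frame of unit1_mid between 0.038 and 0.043 m and angle between cap2_mid's own z axis and vertical below 0.08 rad and value of joint cap2_tab_a below 0.0025 m) or (horizontal distance between cap3_mid and unit1_mid below 0.005 m and z of cap3_mid in the frame of unit1_mid between 0.038 and 0.043 m and angle between cap3_mid's own z axis and vertical below 0.08 rad and value of joint cap3_tab_a below 0.0025 m) or (horizontal distance between cap4_mid and unit1_mid below 0.005 m and z of cap4_mid in the frame of unit1_mid between 0.038 and 0.043 m and angle between cap4_mid's own z axis and vertical below 0.08 rad and value of joint cap4_tab_a below 0.0025 m)) and ((horizontal distance between unit2_mid and pocket1 below 0.006 m and z of unit2_mid in the frame of pocket1 below 0.0305 m and angle between unit2_mid's own z axis and vertical below 0.06 rad) or (horizontal distance between unit2_mid and pocket2 below 0.006 m and z of unit2_mid in the frame of pocket2 below 0.0305 m and angle between unit2_mid's own z axis and vertical below 0.06 rad) or (horizontal distance between unit2_mid and pocket3 below 0.006 m and z of unit2_mid in the frame of pocket3 below 0.0305 m and angle between unit2_mid's own z axis and vertical below 0.06 rad) or (horizontal distance between unit2_mid and pocket4 below 0.006 m and z of unit2_mid in the frame of pocket4 below 0.0305 m and angle between unit2_mid's own z axis and vertical below 0.06 rad)) and ((horizontal distance between cap1_mid and unit2_mid below 0.005 m and z of cap1_mid in the frame of unit2_mid between 0.038 and 0.043 m and angle between cap1_mid's own z axis and vertical below 0.08 rad and value of joint cap1_tab_a below 0.0025 m) or (horizontal distance between cap2_mid and unit2_mid below 0.005 m and z of cap2_mid in the frame of unit2_mid between 0.038 and 0.043 m and angle between cap2_mid's own z axis and vertical below 0.08 rad and value of joint cap2_tab_a below 0.0025 m) or (horizontal distance between cap3_mid and unit2_mid below 0.005 m and z of cap3_mid in the frame of unit2_mid between 0.038 and 0.043 m and angle between cap3_mid's own z axis and vertical below 0.08 rad and value of joint cap3_tab_a below 0.0025 m) or (horizontal distance between cap4_mid and unit2_mid below 0.005 m and z of cap4_mid in the frame of unit2_mid between 0.038 and 0.043 m and angle between cap4_mid's own z axis and vertical below 0.08 rad and value of joint cap4_tab_a below 0.0025 m)) and ((horizontal distance between unit3_mid and pocket1 below 0.006 m and z of unit3_mid in the frame of pocket1 below 0.0305 m and angle between unit3_mid's own z axis and vertical below 0.06 rad) or (horizontal distance between unit3_mid and pocket2 below 0.006 m and z of unit3_mid in the frame of pocket2 below 0.0305 m and angle between unit3_mid's own z axis and vertical below 0.06 rad) or (horizontal distance between unit3_mid and pocket3 below 0.006 m and z of unit3_mid in the frame of pocket3 below 0.0305 m and angle between unit3_mid's own z axis and vertical below 0.06 rad) or (horizontal distance between unit3_mid and pocket4 below 0.006 m and z of unit3_mid in the frame of pocket4 below 0.0305 m and angle between unit3_mid's own z axis and vertical below 0.06 rad)) and ((horizontal distance between cap1_mid and unit3_mid below 0.005 m and z of cap1_mid in the frame of unit3_mid between 0.038 and 0.043 m and angle between cap1_mid's own z axis and vertical below 0.08 rad and value of joint cap1_tab_a below 0.0025 m) or (horizontal distance between cap2_mid and unit3_mid below 0.005 m and z of cap2_mid in the frame of unit3_mid between 0.038 and 0.043 m and angle between cap2_mid's own z axis and vertical below 0.08 rad and value of joint cap2_tab_a below 0.0025 m) or (horizontal distance between cap3_mid and unit3_mid below 0.005 m and z of cap3_mid in the frame of unit3_mid between 0.038 and 0.043 m and angle between cap3_mid's own z axis and vertical below 0.08 rad and value of joint cap3_tab_a below 0.0025 m) or (horizontal distance between cap4_mid and unit3_mid below 0.005 m and z of cap4_mid in the frame of unit3_mid between 0.038 and 0.043 m and angle between cap4_mid's own z axis and vertical below 0.08 rad and value of joint cap4_tab_a below 0.0025 m)) and ((horizontal distance between unit4_mid and pocket1 below 0.006 m and z of unit4_mid in the frame of pocket1 below 0.0305 m and angle between unit4_mid's own z axis and vertical below 0.06 rad) or (horizontal distance between unit4_mid and pocket2 below 0.006 m and z of unit4_mid in the frame of pocket2 below 0.0305 m and angle between unit4_mid's own z axis and vertical below 0.06 rad) or (horizontal distance between unit4_mid and pocket3 below 0.006 m and z of unit4_mid in the frame of pocket3 below 0.0305 m and angle between unit4_mid's own z axis and vertical below 0.06 rad) or (horizontal distance between unit4_mid and pocket4 below 0.006 m and z of unit4_mid in the frame of pocket4 below 0.0305 m and angle between unit4_mid's own z axis and vertical below 0.06 rad)) and ((horizontal distance between cap1_mid and unit4_mid below 0.005 m and z of cap1_mid in the frame of unit4_mid between 0.038 and 0.043 m and angle between cap1_mid's own z axis and vertical below 0.08 rad and value of joint cap1_tab_a below 0.0025 m) or (horizontal distance between cap2_mid and unit4_mid below 0.005 m and z of cap2_mid in the frame of unit4_mid between 0.038 and 0.043 m and angle between cap2_mid's own z axis and vertical below 0.08 rad and value of joint cap2_tab_a below 0.0025 m) or (horizontal distance between cap3_mid and unit4_mid below 0.005 m and z of cap3_mid in the frame of unit4_mid between 0.038 and 0.043 m and angle between cap3_mid's own z axis and vertical below 0.08 rad and value of joint cap3_tab_a below 0.0025 m) or (horizontal distance between cap4_mid and unit4_mid below 0.005 m and z of cap4_mid in the frame of unit4_mid between 0.038 and 0.043 m and angle between cap4_mid's own z axis and vertical below 0.08 rad and value of joint cap4_tab_a below 0.0025 m))), for 0.2 s.
2. a blow of the mallet drives the locking pin (pin moving down faster than 0.03 m/s under the mallet) (distance between mallet_head and pin_top below 0.042 m and velocity of joint lockpin above 0.03 m/s).
At the end, for the whole second after the job is handed in: every unit present upright in a pocket (6 mm of its centre, foot within 3 mm of the floor) with a level cap (5 mm of its axis, disc within 2.5 mm of the rim, teeth out to within 2.5 mm); pin down 10.5 mm or more; mallet standing on its head on the mat, within 35 mm of its spot (all of step 1 and value of joint lockpin above 0.0105 m and horizontal distance between mallet_head and mat_spot below 0.035 m and angle between mallet_head's own z axis and vertical below 0.1 rad and z of mallet_head in the frame of mat_spot below 0.034 m); the robot touches nothing.
It fails at once if the bottle is moved by more than 25 mm (distance of bottle from where it was at the start of the episode above 0.025 m).
It fails at once if the blower is moved by more than 25 mm (distance of blower from where it was at the start of the episode above 0.025 m).
It fails at once if the emergency stop is pressed (value of joint estop above 0.004 m).
It fails at once if the gripper or arm, not the mallet, pushes the locking pin (contact force between any of the fingers, the arm and lockpin above 3 N).
Of unit1, unit2, unit3, unit4 only 3 to 4 are there at a start; the rules pass over those that are not, and their reading is None.
At some moment in a run one of cap1, cap2, cap3, cap4, unit1, unit2, unit3, unit4 may be knocked a few centimetres aside while the robot is not near it.
It also fails if it takes over 210 s, if anything falls off the work surface, if the arm or the gripper's body presses on something with over 40 N, if the wrist force passes 120 N, or if a joint passes its speed limit or range.

## Working session

There is one attempt and no reset: what is moved stays moved. The work goes in short steps, Python scripts to look and compute and a tool call to move; the robot and the scene stay as the last step left them, time stands still between calls to the robot, and variables do not carry over. Pictures are saved under pics/ and viewed, and the job is handed in when it is done.

Besides the shell and the picture viewer there is one more tool, called after "Request:" as name(argument=value, ...) on one line, values as JSON. apply_moves: Moves the arm, as the interface text tells. Its arguments: {"type":"object","properties":{"travel":{"type":"array","items":{"type":"array","items":{"type":"number"}}},"dr":{"type":"array","items":{"type":"array","items":{"type":"number"}}},"grip":{"type":"array","items":{"type":"number"}},"grip_force":{"type":"number"}},"required":["travel","dr","grip"]}

```bash
ls; mkdir -p pics
python3 - <<'E'
from rig import sense, imaging
import cv2
s=sense();print(s)
for n in("scene","top","wrist"):
    cv2.imwrite(f"pics/{n}0.png",imaging.snapshot(n)[:,:,::-1]);print(n,imaging.camera_params(n))
E
```

```text
pics
{'time': 0.0, 'qpos': array([1.17904541e+00, 8.74534372e-02, 1.75108938e-01, 1.65983662e+00,
       1.03531401e-05, 1.57081080e+00]), 'qd': array([-0.00042642, -0.00082286,  0.00056282, -0.00054316,  0.00103161,
        0.00016908]), 'effort': array([-2.12984771e-03, -5.20395219e+01,  4.64800608e+01,  1.65514107e-02,
       -3.10164060e-04, -6.54937651e-06]), 'position': array([0.2098942 , 0.50809922, 0.23057381]), 'ee_rot': array([ 3.80649793e-04,  8.31209959e-01,  5.55958204e-01, -5.78400388e-04]), 'contact_force': array([-0.0956445 , -1.12402715, -0.19169125]), 'torque': array([-0.07071114,  0.00770665, -0.07528192]), 'width': 0.08557932356724293}
scene {'camera_matrix': array([[487.03989896,   0.        , 286.61140625],
       [  0.        , 487.03989896, 204.46356027],
       [  0.        ,   0.        ,   1.        ]]), 'T': array([[ 0.67108001,  0.41787386, -0.61239942,  1.21852084],
       [ 0.7410866 , -0.40152587,  0.53811488, -0.54461512],
       [-0.02103007, -0.81495915, -0.5791367 ,  0.70944254],
       [ 0.        ,  0.        ,  0.        ,  1.        ]])}
top {'
[... 254 characters left out ...]
91,  0.00574453, -0.01118797,  0.06423372],
       [ 0.01064454, -0.08721432, -0.9961327 ,  1.13212471],
       [ 0.        ,  0.        ,  0.        ,  1.        ]])}
wrist {'camera_matrix': array([[308.70988321,   0.        , 282.55337443],
       [  0.        , 308.70988321, 209.69624814],
       [  0.        ,   0.        ,   1.        ]]), 'hand_eye': array([[ 9.99999854e-01,  5.17306224e-04, -1.57719274e-04,
        -2.69545849e-04],
       [-4.41461671e-04,  9.49264993e-01,  3.14476993e-01,
        -8.20786943e-02],
       [ 3.12398291e-04, -3.14476877e-01,  9.49265082e-01,
        -1.41580862e-01],
       [ 0.00000000e+00,  0.00000000e+00,  0.00000000e+00,
         1.00000000e+00]])}
```

View pics/scene0.png

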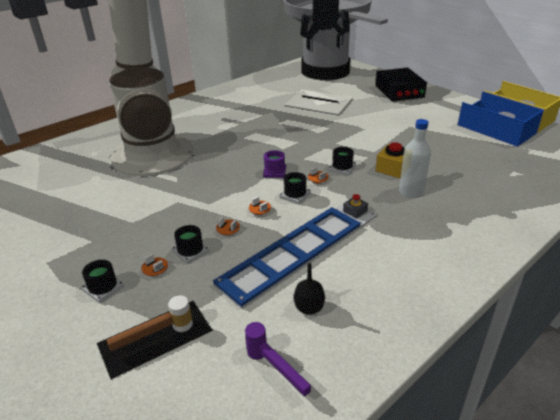

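View pics/top0.png

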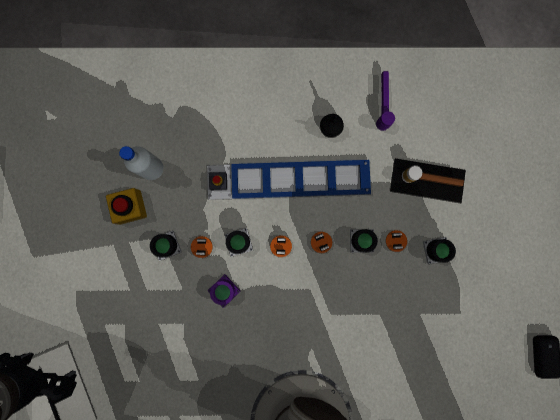

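View pics/wrist0.png

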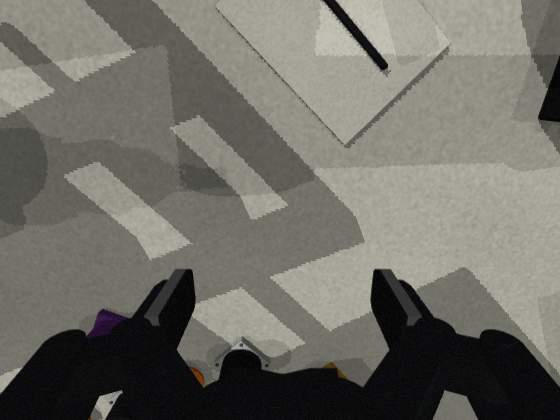

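```bash
cat > h.py <<'E'
import numpy as np, cv2
from scipy.spatial.transform import Rotation as R
from rig import sense, imaging
def tcp():
    s=sense(); T=np.eye(4); q=s['ee_rot']; T[:3,:3]=R.from_quat([q[1],q[2],q[3],q[0]]).as_matrix(); T[:3,3]=s['position']; return T
def shot(name,save=None):
    p=imaging.camera_params(name)
    T=p['T'] if 'T' in p else tcp()@p['hand_eye']
    im=imaging.snapshot(name)
    if save: cv2.imwrite('pics/'+save,im[:,:,::-1])
    return im,p['camera_matrix'],T
def cast(px,K,T,z):
    px=np.atleast_2d(px).astype(float)
    d=np.c_[(px[:,0]-K[0,2])/K[0,0],(px[:,1]-K[1,2])/K[1,1],np.ones(len(px))]@T[:3,:3].T
    t=(z-T[2,3])/d[:,2]
    return T[:3,3]+d*t[:,None]
def proj(P,K,T):
    P=np.atleast_2d(P); c=(P-T[:3,3])@T[:3,:3]
    return c[:,:2]/c[:,2:]*[K[0,0],K[1,1]]+[K[0,2],K[1,2]]
def hsv(im): return cv2.cvtColor(im,cv2.COLOR_RGB2HSV)
def blobs(m,amin=30):
    cs,_=cv2.findContours(m.astype(np.uint8)*255,cv2.RETR_EXTERNAL,cv2.CHAIN_APPROX_NONE)
    return [c for c in cs if cv2.contourArea(c)>amin]
E
python3 - <<'E'
from h import *
im=cv2.imread('pics/top0.png')
cv2.imwrite('pics/topA.png',cv2.resize(im[140:310,95:300],None,fx=3.9,fy=3.5,interpolation=cv2.INTER_CUBIC)[:600,:800])
cv2.imwrite('pics/topB.png',cv2.resize(im[140:310,280:480],None,fx=3.9,fy=3.5,interpolation=cv2.INTER_CUBIC)[:600,:800])
p=imaging.camera_params('top');K,T=p['camera_matrix'],p['T']
rgb=im[:,:,::-1].copy();H=hsv(rgb)
def rep(n,m,z,amin=20):
    for c in blobs(m,amin):
        M=cv2.moments(c);u=(M['m10']/M['m00'],M['m01']/M['m00'])
        P=cast(u,K,T,z)[0];r=cv2.minAreaRect(cast(c[:,0],K,T,z)[:,:2].astype(np.float32)*1000)
        print(n,np.round(u,1),np.round(P,4),'A',cv2.contourArea(c),np.round(r[1],1),round(r[2],1), np.round(r[0],1))
rep('org',(H[...,0]>5)&(H[...,0]<18)&(H[...,1]>170)&(H[...,2]>100),.014,80)
rep('grn',(H[...,0]>50)&(H[...,0]<85)&(H[...,1]>90)&(H[...,2]>30),.04)
rep('blu',(H[...,0]>100)&(H[...,0]<125)&(H[...,1]>150)&(H[...,2]>60),.016)
rep('red',((H[...,0]<5)|(H[...,0]>175))&(H[...,1]>150)&(H[...,2]>60),.052)
dark=H[...,2]<45; dark[:130]=0;dark[320:]=0;dark[:,470:]=0
rep('drk',dark,.055,150)
E
```

```text
org [280.5 247.4] [0.4372 0.0499 0.014 ] A 258.0 [50.2 54.1] 5.9 [440.1  49.5]
grn [222.  292.1] [0.3281 0.1961 0.04  ] A 151.0 [34.3 34.7] 0.2 [328.4 196.1]
grn [442.1 250.4] [ 0.4273 -0.3561  0.04  ] A 134.0 [30.3 35.2] 87.8 [ 428.1 -355.8]
grn [162.4 245.4] [0.4444 0.3455 0.04  ] A 150.0 [37.4 32.4] 1.0 [444.2 345.1]
grn [237.4 242. ] [0.4516 0.1582 0.04  ] A 158.0 [35.1 34.9] 89.6 [451.7 159.1]
grn [364.6 240.6] [ 0.453  -0.1613  0.04  ] A 150.0 [32.8 35.2] 88.7 [ 452.1 -161.1]
blu [281.7 176.9] [0.6194 0.0456 0.016 ] A 2100.5 [ 88.3 358.6] 1.5 [615.2  -3.8]
blu [126.3 152.8] [0.6846 0.4491 0.016 ] A 126.5 [36.6 32.9] 37.1 [684.  449.8]
red [119.5 204.5] [0.5467 0.4505 0.052 ] A 131.5 [32.7 32.2] 1.4 [546.6 450.5]
red [216.1 179.1] [0.6092 0.2108 0.052 ] A 30.5 [15.3 15. ] 0.3 [609.4 211. ]
drk [440.4 250.2] [ 0.4279 -0.346   0.055 ] A 524.0 [72.2 59.4] 87.9 [ 428.8 -346.3]
drk [163.  245.1] [0.4452 0.3401 0.055 ] A 481.0 [64.3 54. ] 89.6 [445.6 340.1]
drk [237.2 241.6] [0.4527 0.1573 0.055 ] A 399.0 [59.5 51.7] 89.6 [452.9 157.9]
drk [364.1 240.3] [ 0.4538 -0.157   0.055 ] A 465.0 [64.6 57. ] 88.8 [ 453.4 -156.8]
drk [121.5 204.9] [0.5454 0.4443 0.055 ] A 335.5 [52.4 49.8] 89.7 [545.1 444.4]
drk [217.4 180.5] [0.6053 0.2071 0.055 ] A 280.0 [43.1 42.5] 0.2 [605.3 206.8]
drk [426.9 181.5] [ 0.6    -0.3187  0.055 ] A 1718.5 [181.   85.9] 80.1 [ 602.6 -320.1]
```

```bash
ls pics
```

```text
scene0.png
top0.png
topA.png
topB.png
wrist0.png
```

View pics/topA.png

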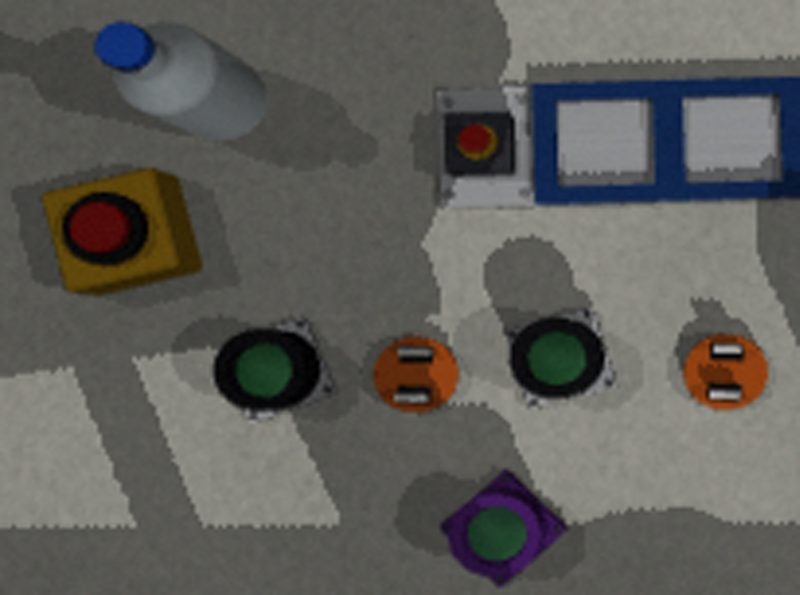

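View pics/topB.png

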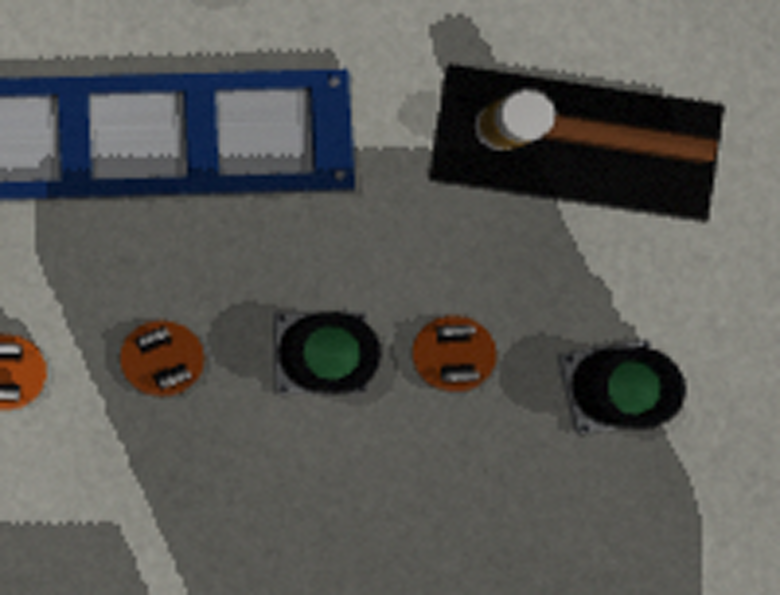

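```bash
cat >> h.py <<'E'
def goto(x,y,z,yaw=0.0):
    """tool down, tool x at yaw (rad) in world; prints total travel (mm) & turn (deg) in current tool axes"""
    T=tcp(); c,s=np.cos(yaw),np.sin(yaw)
    Rt=np.array([[c,s,0],[s,-c,0],[0,0,-1.]])
    d=T[:3,:3].T@(np.array([x,y,z])-T[:3,3])*1000
    r=np.degrees(R.from_matrix(T[:3,:3].T@Rt).as_rotvec())
    print('travel',np.round(d,1),'dr',np.round(r,2),'|d|',round(np.linalg.norm(d),1))
def st():
    s=sense();T=tcp();print('t',round(s['time'],2),'p',np.round(s['position']*1000,1),'yaw',round(np.degrees(np.arctan2(T[1,0],T[0,0])),2),'w',round(s['width']*1000,1),'F',np.round(s['contact_force'],1),'q',np.round(s['qpos'],2))
E
python3 -c "
from h import *
goto(.445,.34,.17,0)"
```

```text
travel [-65.6 281.4  60.8] dr [3.000e-02 5.000e-02 6.755e+01] |d| 295.3
```

Request:
apply_moves(travel=[[-8,35,8],[-16,70,15],[-25,106,23],[-33,141,31],[-41,176,38]], dr=[[0,0,8.5],[0,0,17],[0,0,25.5],[0,0,34],[0,0,42.5]], grip=[1,1,1,1,1], grip_force=40)

```text
time: 0.65
position: [0.3579, 0.4021, 0.1927]
ee_rot: [0.0, 0.977, 0.214, -0.0]
contact_force: [0.7, 1.5, -0.4]
width: 0.0854
```

```bash
python3 -c "
from h import *
st();goto(.445,.34,.17,0)"
```

```text
t 0.65 p [357.9 402.1 192.7] yaw 24.71 w 85.4 F [ 0.7  1.5 -0.4] q [ 0.84  0.05  0.06  1.58 -0.    1.98]
travel [53.1 92.8 22.7] dr [2.000e-02 2.000e-02 2.471e+01] |d| 109.3
```

Request:
apply_moves(travel=[[17,31,8],[35,62,16],[53,93,23],[53,93,23],[53,93,23]], dr=[[0,0,8.3],[0,0,16.5],[0,0,24.7],[0,0,24.7],[0,0,24.7]], grip=[1,1,1,1,1])

```text
time: 1.15
position: [0.4446, 0.3408, 0.1698]
ee_rot: [0.0, 1.0, 0.003, -0.001]
contact_force: [-0.1, -0.5, -0.0]
width: 0.0855
```

```bash
python3 -c "
from h import *
st()
shot('wrist','w1.png')"
```

```text
t 1.15 p [444.6 340.8 169.8] yaw 0.33 w 85.5 F [-0.1 -0.5 -0. ] q [0.65 0.1  0.07 1.54 0.   2.22]
```

View pics/w1.png

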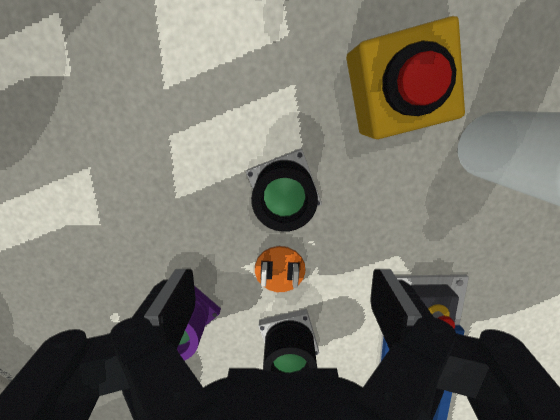

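```bash
cat >> h.py <<'E'
from scipy.optimize import least_squares
def barrel(im,K,T,near,z=.055,r=.029,vmax=48):
    """black barrel nearest pixel `near`: circle fit on far-side arc, cast to rim plane"""
    H=hsv(im); m=(H[...,2]<vmax)|((H[...,0]>45)&(H[...,0]<90)&(H[...,1]>80))
    m=cv2.morphologyEx(m.astype(np.uint8),cv2.MORPH_OPEN,np.ones((5,5)))
    bs=blobs(m,300); c=min(bs,key=lambda c:abs(cv2.pointPolygonTest(c,(float(near[0]),float(near[1])),True)-30) if cv2.pointPolygonTest(c,(float(near[0]),float(near[1])),False)>=0 else 1e9)
    P=cast(c[:,0],K,T,z)[:,:2]; c0=P.mean(0); u=c0-T[:2,3]; u/=np.linalg.norm(u)
    for _ in range(5):
        f=(P-c0)@u>-0.003
        s=least_squares(lambda p:np.hypot(*(P[f]-p).T)-r,c0,loss='soft_l1',f_scale=.001); c0=s.x
    res=np.hypot(*(P[f]-c0).T)
    return c0,res.mean()*1000,res.std()*1000
def crop(im,u,v,h,name,f=6):
    a=im[max(0,v-h):v+h,max(0,u-h):u+h]; cv2.imwrite('pics/'+name,cv2.resize(a,None,fx=f,fy=f,interpolation=cv2.INTER_CUBIC)[:,:,::-1])
E
python3 - <<'E'
from h import *
im=cv2.imread('pics/w1.png')[:,:,::-1].copy();K=imaging.camera_params('wrist')['camera_matrix'];T=tcp()@imaging.camera_params('wrist')['hand_eye']
print(barrel(im,K,T,(285,195)))
crop(im,285,195,48,'c1.png')
E
```

```text
(array([0.44422141, 0.34700653]), np.float64(28.778161623286422), np.float64(0.4669278869132065))
```

View pics/c1.png

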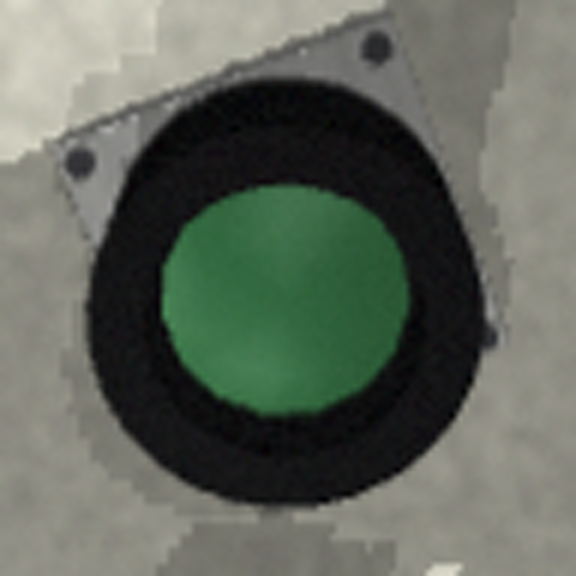

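```bash
cat >> h.py <<'E'
def foot(pxs,K,T,z=.012):
    """directions of pixel pairs, mod 90 deg"""
    P=cast(pxs,K,T,z); out=[]
    for i in range(len(P)-1):
        d=P[i+1]-P[i]; a=np.degrees(np.arctan2(d[1],d[0])); out.append((round(((a+45)%90)-45,2),round(np.linalg.norm(d)*1000,1)))
    return out,np.round(P,4).tolist()
E
python3 - <<'E'
from h import *
K=imaging.camera_params('wrist')['camera_matrix'];T=tcp()@imaging.camera_params('wrist')['hand_eye']
print(foot([(250.3,174.2),(299.7,154.8),(318.7,202.8)],K,T))
print(foot([(245.7,170.8),(302.3,148.7)],K,T))
goto(.4442,.347,.1,np.radians(21.5))
E
```

```text
([(np.float64(21.93), np.float64(52.0)), (np.float64(22.99), np.float64(52.5))], [[0.4108, 0.3596, 0.012], [0.459, 0.379, 0.012], [0.4795, 0.3307, 0.012]])
([(np.float64(21.71), np.float64(59.2))], [[0.4064, 0.363, 0.012], [0.4614, 0.3849, 0.012]])
travel [ 0.1 -5.6 70.2] dr [ -0.     0.04 -21.09] |d| 70.4
```

Request:
apply_moves(travel=[[0,-2,40],[0,-4,80],[0,-5,115],[0,-5,140],[0,-5,152]], dr=[[0,0,-8],[0,0,-16],[0,0,-21.8],[0,0,-21.8],[0,0,-21.8]], grip=[1,1,1,1,1])

```text
time: 1.7
position: [0.4425, 0.3466, 0.0161]
ee_rot: [0.001, 0.981, 0.193, -0.001]
contact_force: [-0.4, -0.9, -0.0]
width: 0.0856
```

Request:
apply_moves(travel=[[0,0,0],[0,0,0],[0,0,0],[0,0,0]], dr=[[0,0,0],[0,0,0],[0,0,0],[0,0,0]], grip=[0.5,0.5,0.5,0.5])

```text
time: 2.1
position: [0.4451, 0.3472, 0.02]
ee_rot: [-0.001, 0.981, 0.192, 0.001]
contact_force: [-0.8, 1.4, 5.4]
width: 0.0571
```

```bash
python3 -c "
from h import *
st()"
```

```text
t 2.1 p [445.1 347.2  20. ] yaw 22.16 w 57.1 F [-0.8  1.4  5.4] q [ 0.66  0.14 -0.17  1.25  0.    1.85]
```

Request:
apply_moves(travel=[[0,0,-10],[0,0,-40],[0,0,-80],[0,0,-120],[0,0,-160]], dr=[[0,0,0],[0,0,0],[0,0,5],[0,0,13],[0,0,21.5]], grip=[0.5,0.5,0.5,0.5,0.5])

```text
time: 2.6
position: [0.4441, 0.346, 0.1805]
ee_rot: [0.0, 1.0, 0.003, 0.0]
contact_force: [0.8, 0.9, -2.7]
width: 0.0573
```

```bash
python3 -c "
from h import *
st();goto(.605,.03,.19,np.radians(.5))"
```

```text
t 2.6 p [444.1 346.  180.5] yaw 0.31 w 57.3 F [ 0.8  0.9 -2.7] q [ 0.66  0.1   0.1   1.56 -0.    2.23]
travel [159.2 316.9  -9.4] dr [ 0.   -0.01 -0.19] |d| 354.7
```

Request:
apply_moves(travel=[[22,44,-2],[44,88,-4],[66,132,-5],[88,176,-7],[110,220,-8]], dr=[[0,0,0],[0,0,0],[0,0,0],[0,0,0],[0,0,0]], grip=[0.5,0.5,0.5,0.5,0.5])

```text
time: 3.1
position: [0.5573, 0.1257, 0.1873]
ee_rot: [-0.0, 1.0, 0.006, 0.0]
contact_force: [0.8, 2.2, -3.0]
width: 0.0577
```

Request:
apply_moves(travel=[[20,40,0],[40,80,0],[49,97,0],[49,97,0],[49,97,0]], dr=[[0,0,0],[0,0,0],[0,0,0],[0,0,0],[0,0,0]], grip=[0.5,0.5,0.5,0.5,0.5])

```text
time: 3.6
position: [0.6067, 0.0313, 0.1864]
ee_rot: [-0.0, 1.0, 0.005, -0.0]
contact_force: [0.1, -0.1, -2.4]
width: 0.0573
```

```bash
python3 -c "
from h import *
st()
shot('wrist','w2.png')"
```

```text
t 3.6 p [606.7  31.3 186.4] yaw 0.61 w 57.3 F [ 0.1 -0.1 -2.4] q [0.05 0.22 0.23 1.59 0.   1.61]
```

View pics/w2.png

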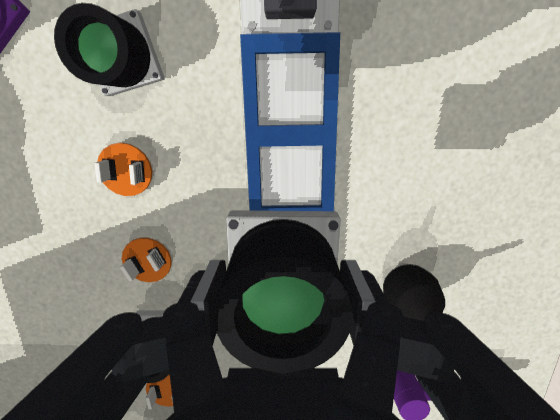

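```bash
cat >> h.py <<'E'
def pockets(im,K,T,z=.016):
    H=hsv(im); m=((H[...,0]>100)&(H[...,0]<125)&(H[...,1]>140)&(H[...,2]>40)).astype(np.uint8)*255
    cs,hi=cv2.findContours(m,cv2.RETR_CCOMP,cv2.CHAIN_APPROX_NONE); out=[]
    for i,c in enumerate(cs):
        if hi[0][i][3]>=0 and cv2.contourArea(c)>800:
            r=cv2.minAreaRect((cast(c[:,0],K,T,z)[:,:2]*1000).astype(np.float32)); a=(r[2]+45)%90-45
            out.append((np.round(r[0],1).tolist(),np.round(r[1],1).tolist(),round(a,2)))
    ex=[c for i,c in enumerate(cs) if hi[0][i][3]<0 and cv2.contourArea(c)>3000]
    return out,[cv2.minAreaRect((cast(c[:,0],K,T,z)[:,:2]*1000).astype(np.float32)) for c in ex]
E
python3 - <<'E'
from h import *
p=imaging.camera_params('wrist');K=p['camera_matrix'];T=tcp()@p['hand_eye']
im=cv2.imread('pics/w2.png')[:,:,::-1].copy()
print(pockets(im,K,T))
crop(im,290,110,100,'c2.png',3)
p=imaging.camera_params('top')
print(pockets(cv2.imread('pics/top0.png')[:,:,::-1].copy(),p['camera_matrix'],p['T']))
E
```

```text
([([613.6, 45.7], [66.1, 65.2], 1.93), ([611.2, 128.5], [65.8, 65.7], 1.63)], [((612.418701171875, 92.27012634277344), (89.04683685302734, 167.35023498535156), 1.5813392400741577)])
([], [((614.958740234375, -3.8212432861328125), (88.77935791015625, 358.5932312011719), 1.5415160655975342)])
```

View pics/c2.png

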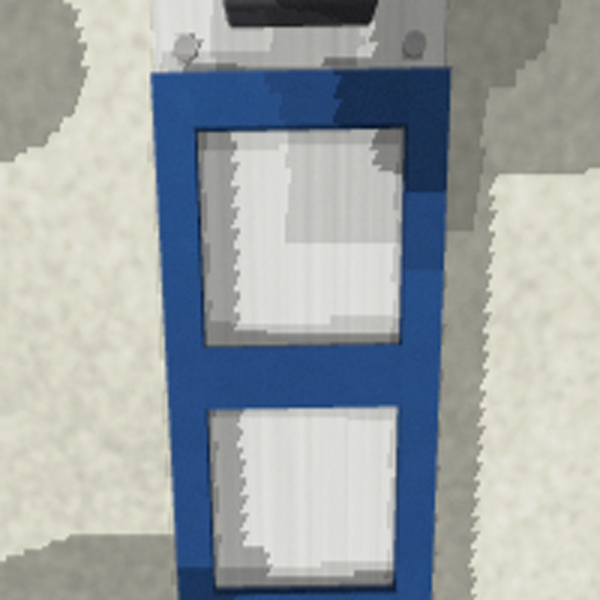

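```bash
sed -i 's/cv2.contourArea(c)>800/cv2.contourArea(c)>350/' h.py
python3 - <<'E'
from h import *
for n in('top','scene'):
    p=imaging.camera_params(n)
    print(pockets(cv2.imread(f'pics/{n}0.png')[:,:,::-1].copy(),p['camera_matrix'],p['T'])[0])
E
```

```text
[([610.5, 129.2], [70.1, 70.6], -0.19), ([612.7, 43.5], [70.1, 70.7], -0.26), ([614.8, -42.0], [70.1, 70.8], -0.27), ([618.3, -125.7], [70.3, 68.3], -0.27)]
[([623.0, -130.0], [67.2, 67.5], 1.17), ([620.9, -45.6], [67.5, 67.7], 1.59), ([619.5, 38.3], [67.8, 68.2], 1.95), ([616.5, 122.6], [68.2, 68.6], 1.34)]
```

Run:
```python
from h import *
p=imaging.camera_params('wrist');K=p['camera_matrix'];T=tcp()@p['hand_eye']
im=cv2.imread('pics/w2.png')[:,:,::-1].copy()
crop(im,284,225,64,'c3.png',5)
print(barrel(im,K,T,(284,300),z=.1864-.020+.055))
```

```text
(array([ 0.60626373, -0.01251664]), np.float64(71.73471687741196), np.float64(37.82763270960883))
```

View pics/c3.png

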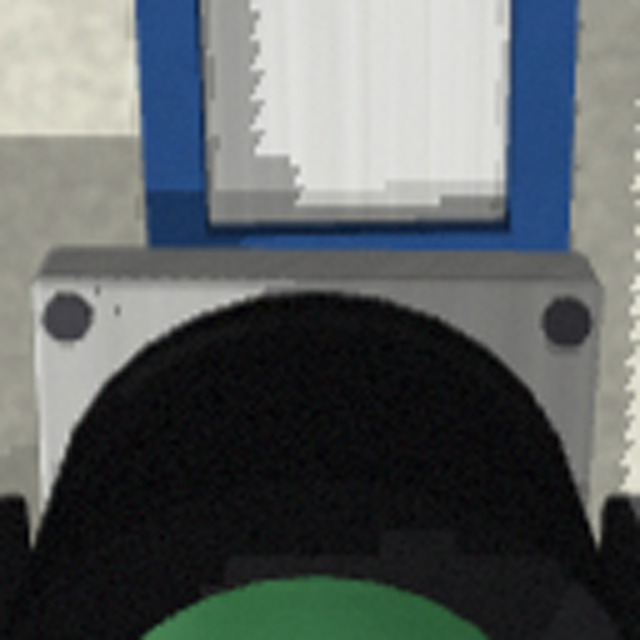

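Run:
```python
from h import *
p=imaging.camera_params('wrist');K=p['camera_matrix'];T=tcp()@p['hand_eye']
for dz in(4,6,8,10):print(dz,foot([(233.4,224.4),(333.2,225.4)],K,T,.1864-dz/1000))
```

```text
4 ([(np.float64(0.12), np.float64(50.5))], [[0.5803, 0.0566, 0.1824], [0.6308, 0.0567, 0.1824]])
6 ([(np.float64(0.12), np.float64(51.2))], [[0.58, 0.0559, 0.1804], [0.6312, 0.056, 0.1804]])
8 ([(np.float64(0.12), np.float64(51.8))], [[0.5797, 0.0551, 0.1784], [0.6315, 0.0552, 0.1784]])
10 ([(np.float64(0.12), np.float64(52.5))], [[0.5793, 0.0543, 0.1764], [0.6319, 0.0544, 0.1764]])
```

Request:
apply_moves(travel=[[1,-30,0],[3,-65,20],[5.5,-98.6,60],[5.5,-98.6,100],[5.5,-98.6,136]], dr=[[0,0,-1.5],[0,0,-1.5],[0,0,-1.5],[0,0,-1.5],[0,0,-1.5]], grip=[0.5,0.5,0.5,0.5,0.5])

```text
time: 4.15
position: [0.61, 0.1328, 0.0486]
ee_rot: [-0.0, 1.0, 0.021, -0.0]
contact_force: [0.5, 0.2, -2.6]
width: 0.0575
```

Request:
apply_moves(travel=[[0,0,3],[0,0,3]], dr=[[0,0,0],[0,0,0]], grip=[0.5,0.5])

```text
time: 4.35
position: [0.6106, 0.1308, 0.0477]
ee_rot: [0.0, 1.0, 0.019, -0.001]
contact_force: [-0.0, -0.6, -2.3]
width: 0.0576
```

```bash
python3 -c "
from h import *
st()
im,K,T=shot('wrist','w3.png');crop(im,284,230,64,'c4.png',6)"
```

```text
t 4.35 p [610.6 130.8  47.7] yaw 2.23 w 57.6 F [-0.  -0.6 -2.3] q [0.21 0.27 0.03 1.33 0.   1.74]
```

View pics/c4.png

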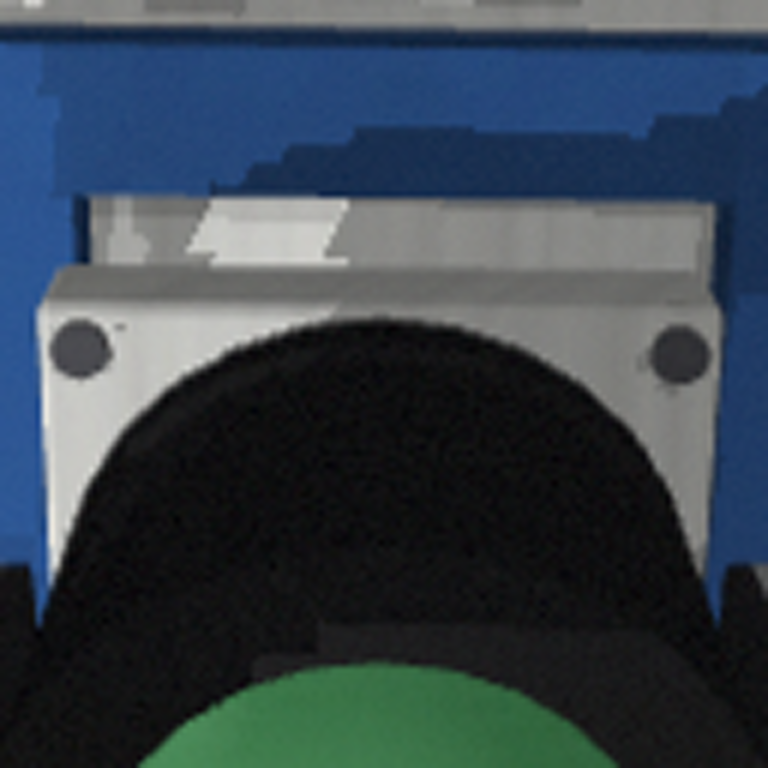

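View pics/w3.png

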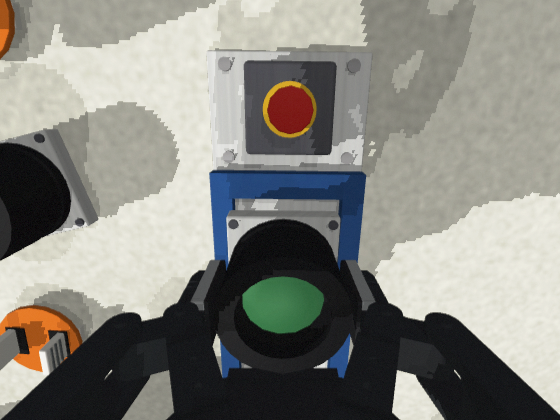

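```bash
cat >> h.py <<'E'
def held(K,T,zf,footpx,pockpx,zp=.016):
    """foot top-back corners & pocket back corners pixel pairs -> world mm, foot centre, pocket centre"""
    o=[]
    for px,z,h in((footpx,zf,30),(pockpx,zp,32.5)):
        P=cast(px,K,T,z)[:,:2]*1000; d=P[1]-P[0]; L=np.linalg.norm(d); d/=L; n=np.array([d[1],-d[0]])
        c=P.mean(0)+n*h; o.append(c); print(np.round(c,1),'len',round(L,1),'yaw',round(np.degrees(np.arctan2(d[1],d[0])),2))
    print('need move (world mm)',np.round(o[1]-o[0],1))
E
python3 - <<'E'
from h import *
p=imaging.camera_params('wrist');K=p['camera_matrix'];T=tcp()@p['hand_eye']
f=lambda L:[(220+x/6,166+y/6) for x,y in L]
for zf in(.0377,.0397,.0417):held(K,T,zf,f([(42,305),(718,312)]),f([(88,197),(717,203)]))
print(cast(f([(78,350),(681,355)]),K,T,.0397))
E
```

```text
[610.9 126.7] len 59.4 yaw 1.59
[613.2 127.8] len 61.9 yaw 1.65
need move (world mm) [2.2 1.1]
[610.9 127.4] len 58.7 yaw 1.59
[613.2 127.8] len 61.9 yaw 1.65
need move (world mm) [2.3 0.4]
[610.9 128.1] len 57.9 yaw 1.59
[613.2 127.8] len 61.9 yaw 1.65
need move (world mm) [ 2.3 -0.3]
[[0.58381567 0.15252153 0.0397    ]
 [0.63654828 0.15409247 0.0397    ]]
```

Request:
apply_moves(travel=[[2.3,-0.4,0],[2.3,-0.4,5],[2.3,-0.4,10],[2.3,-0.4,15],[2.3,-0.4,19]], dr=[[0,0,0],[0,0,0],[0,0,0],[0,0,0],[0,0,0]], grip=[0.5,0.5,0.5,0.5,0.5])

```text
time: 4.9
position: [0.6134, 0.1302, 0.0277]
ee_rot: [0.0, 1.0, 0.019, -0.0]
contact_force: [0.6, 0.7, -3.5]
width: 0.0576
```

Request:
apply_moves(travel=[[0,0,2],[0,0,2]], dr=[[0,0,0],[0,0,0]], grip=[0.5,0.5])

```text
time: 5.1
position: [0.6135, 0.1303, 0.0262]
ee_rot: [0.0, 1.0, 0.019, -0.0]
contact_force: [0.3, -0.9, -2.9]
width: 0.0575
```

```bash
python3 -c "
from h import *
st()
im,K,T=shot('wrist','w4.png');crop(im,284,230,64,'c5.png',6)"
```

```text
t 5.1 p [613.5 130.3  26.2] yaw 2.15 w 57.5 F [ 0.3 -0.9 -2.9] q [ 0.21  0.29  0.01  1.29 -0.    1.74]
```

View pics/c5.png

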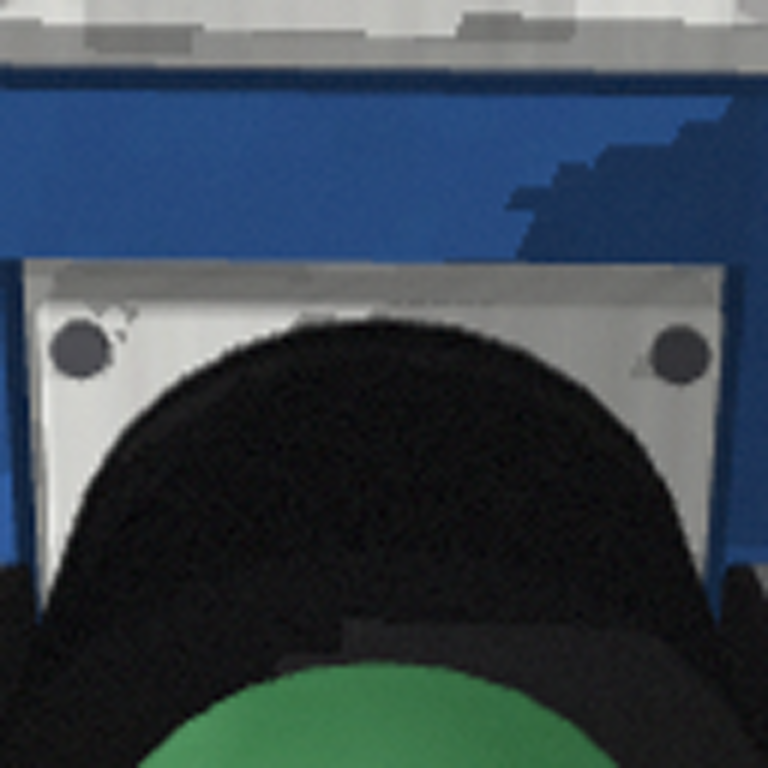

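Request:
apply_moves(travel=[[0,0,1.5],[0,0,1.5],[0,0,1.5],[0,0,0],[0,0,-30]], dr=[[0,0,0],[0,0,0],[0,0,0],[0,0,0],[0,0,0]], grip=[0.5,1,1,1,1])

```text
time: 5.65
position: [0.6115, 0.1299, 0.0527]
ee_rot: [0.001, 1.0, 0.019, -0.003]
contact_force: [0.0, 0.6, -1.4]
width: 0.0852
```

```bash
python3 -c "
from h import *
st();goto(.451,.159,.17,0)"
```

```text
t 5.65 p [611.5 129.9  52.7] yaw 2.15 w 85.2 F [ 0.   0.6 -1.4] q [ 0.21  0.28  0.05  1.35 -0.    1.74]
travel [-160.1  -34.9 -116.3] dr [0.07 0.36 2.15] |d| 200.9
```

Request:
apply_moves(travel=[[0,0,-45],[-30,-8,-80],[-70,-18,-110],[-115,-28,-116],[-160,-35,-116]], dr=[[0,0,0],[0,0,1],[0,0,2.1],[0,0,2.1],[0,0,2.1]], grip=[1,1,1,1,1])

```text
time: 6.15
position: [0.4517, 0.1598, 0.174]
ee_rot: [-0.001, 1.0, 0.0, 0.001]
contact_force: [-0.4, 0.9, 0.4]
width: 0.0854
```

Request:
apply_moves(travel=[[0,0,0],[0,0,0]], dr=[[0,0,0],[0,0,0]], grip=[1,1])

```text
time: 6.35
position: [0.4523, 0.1596, 0.1731]
ee_rot: [-0.0, 1.0, 0.001, 0.001]
contact_force: [0.3, -0.1, 0.2]
width: 0.0853
```

```bash
python3 -c "
from h import *
st()
im,K,T=shot('wrist','w5.png')"
```

```text
t 6.35 p [452.3 159.6 173.1] yaw 0.11 w 85.3 F [ 0.3 -0.1  0.2] q [ 0.34 -0.1  -0.12  1.55 -0.    1.91]
```

View pics/w5.png

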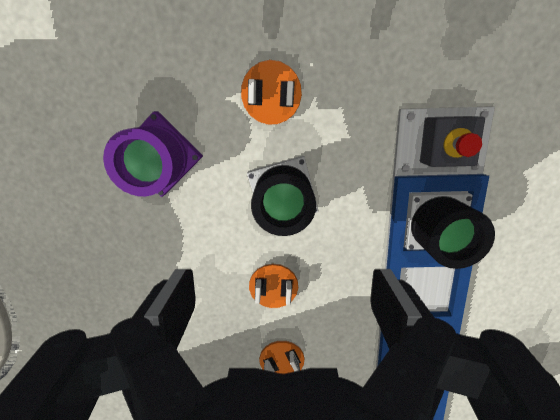

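Run:
```python
from h import *
im=cv2.imread('pics/w5.png')[:,:,::-1].copy();K=imaging.camera_params('wrist')['camera_matrix'];T=tcp()@imaging.camera_params('wrist')['hand_eye']
print(barrel(im,K,T,(284,200)))
crop(im,284,196,48,'c6.png')
```

```text
(array([0.45247744, 0.15989586]), np.float64(28.68904345914457), np.float64(0.5868698872180538))
```

View pics/c6.png

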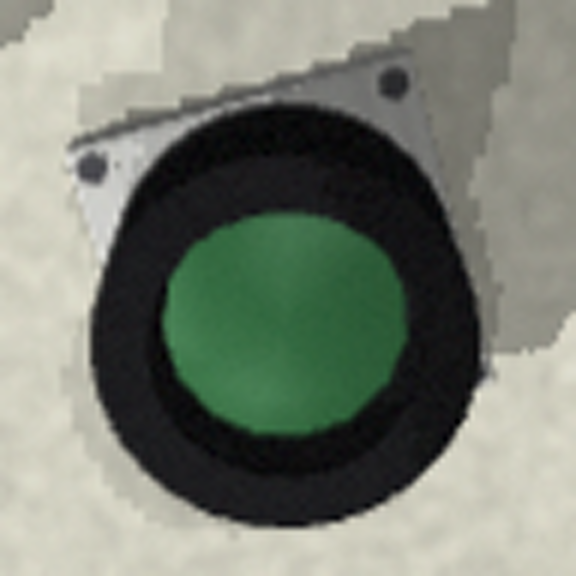

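Run:
```python
from h import *
K=imaging.camera_params('wrist')['camera_matrix'];T=tcp()@imaging.camera_params('wrist')['hand_eye']
print(foot([(251.2,175.8),(301.7,162.0)],K,T))
P=cast([(251.2,175.8),(301.7,162.0)],K,T,.012)[:,:2];d=P[1]-P[0];d/=np.linalg.norm(d);print(P.mean(0)+.026*np.array([d[1],-d[0]]))
print(foot([(247.7,172.5),(304,156.8)],K,T))
```

```text
([(np.float64(15.49), np.float64(51.9))], [[0.4206, 0.1758, 0.012], [0.4706, 0.1897, 0.012]])
[0.45258993 0.15769337]
([(np.float64(15.72), np.float64(57.7))], [[0.4173, 0.1791, 0.012], [0.4728, 0.1948, 0.012]])
```

Request:
apply_moves(travel=[[0,1,40],[0,1,80],[0,1,118],[0,1,142],[0,1,154]], dr=[[0,0,-8],[0,0,-15.5],[0,0,-15.5],[0,0,-15.5],[0,0,-15.5]], grip=[1,1,1,1,1])

```text
time: 6.9
position: [0.4521, 0.1577, 0.0154]
ee_rot: [0.0, 0.991, 0.135, -0.002]
contact_force: [0.4, -0.6, 0.8]
width: 0.0854
```

Request:
apply_moves(travel=[[0,0,0],[0,0,0],[0,0,0],[0,0,0],[0,0,-20]], dr=[[0,0,0],[0,0,0],[0,0,0],[0,0,0],[0,0,0]], grip=[0.5,0.5,0.5,0.5,0.5])

```text
time: 7.4
position: [0.4514, 0.158, 0.0371]
ee_rot: [0.0, 0.991, 0.135, -0.001]
contact_force: [0.0, -0.6, -1.8]
width: 0.0579
```

```bash
python3 -c "
from h import *
st();goto(.615,.045,.14,np.radians(1.6))"
```

```text
t 7.4 p [451.4 158.   37.1] yaw 15.55 w 57.9 F [ 0.  -0.6 -1.8] q [ 0.34 -0.07 -0.36  1.29 -0.    1.64]
travel [ 127.   152.7 -103.3] dr [ 0.03  0.16 13.95] |d| 223.9
```

Request:
apply_moves(travel=[[0,0,-45],[30,38,-85],[65,80,-100],[98,118,-103],[127,153,-90]], dr=[[0,0,0],[0,0,5],[0,0,13.9],[0,0,13.9],[0,0,13.9]], grip=[0.5,0.5,0.5,0.5,0.5])

```text
time: 7.9
position: [0.6068, 0.0521, 0.1341]
ee_rot: [-0.0, 1.0, 0.014, 0.003]
contact_force: [0.4, 1.2, -2.3]
width: 0.0576
```

Request:
apply_moves(travel=[[0,0,35],[0,0,65],[0,0,78],[0,0,78]], dr=[[0,0,0],[0,0,0],[0,0,0],[0,0,0]], grip=[0.5,0.5,0.5,0.5])

```text
time: 8.3
position: [0.6028, 0.0531, 0.0511]
ee_rot: [0.0, 1.0, 0.014, -0.002]
contact_force: [-0.2, 0.5, -2.2]
width: 0.0575
```

```bash
python3 -c "
from h import *
st()
im,K,T=shot('wrist','w6.png');crop(im,284,220,64,'c7.png',6)"
```

```text
t 8.3 p [602.8  53.1  51.1] yaw 1.66 w 57.5 F [-0.2  0.5 -2.2] q [ 0.09  0.23 -0.02  1.33 -0.    1.63]
```

View pics/c7.png

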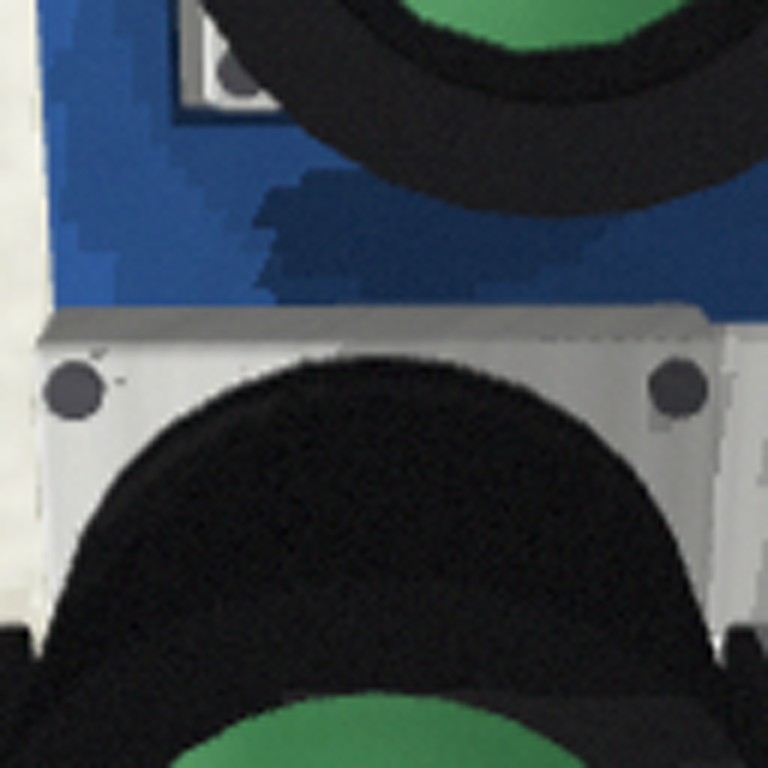

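Request:
apply_moves(travel=[[6,4,0],[12.7,7.5,0],[12.7,7.5,0],[12.7,7.5,0]], dr=[[0,0,0],[0,0,0],[0,0,0],[0,0,0]], grip=[0.5,0.5,0.5,0.5])

```text
time: 8.75
position: [0.6174, 0.0459, 0.0533]
ee_rot: [-0.0, 1.0, 0.014, 0.0]
contact_force: [-0.3, -0.0, -1.7]
width: 0.0575
```

```bash
python3 -c "
from h import *
st()
im,K,T=shot('wrist','w7.png');crop(im,284,230,64,'c8.png',6)"
```

```text
t 8.75 p [617.4  45.9  53.3] yaw 1.64 w 57.5 F [-0.3 -0.  -1.7] q [0.07 0.25 0.02 1.34 0.   1.62]
```

View pics/c8.png

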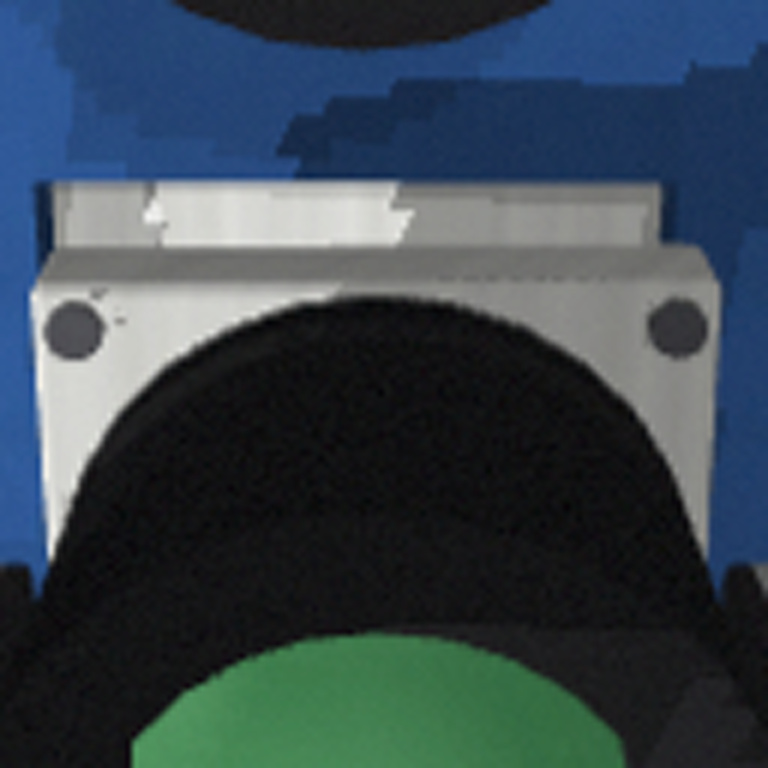

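Run:
```python
from h import *
p=imaging.camera_params('wrist');K=p['camera_matrix'];T=tcp()@p['hand_eye']
f=lambda L:[(220+x/6,166+y/6) for x,y in L]
for zf in(.0443,.0463):held(K,T,zf,f([(33,290),(720,284)]),f([(38,185),(672,182)]))
```

```text
[616.4  45. ] len 59.0 yaw 2.22
[614.1  43.6] len 63.5 yaw 1.97
need move (world mm) [-2.2 -1.4]
[616.3  45.7] len 58.2 yaw 2.22
[614.1  43.6] len 63.5 yaw 1.97
need move (world mm) [-2.2 -2.1]
```

Request:
apply_moves(travel=[[-2.2,1.4,3],[-2.2,1.4,9],[-2.2,1.4,15],[-2.2,1.4,20],[-2.2,1.4,24]], dr=[[0,0,0.4],[0,0,0.4],[0,0,0.4],[0,0,0.4],[0,0,0.4]], grip=[0.5,0.5,0.5,0.5,0.5])

```text
time: 9.3
position: [0.6144, 0.0446, 0.0278]
ee_rot: [0.0, 1.0, 0.011, -0.0]
contact_force: [-0.2, 0.6, -2.3]
width: 0.0574
```

Request:
apply_moves(travel=[[0,0,2],[0,0,4]], dr=[[0,0,0],[0,0,0]], grip=[0.5,0.5])

```text
time: 9.5
position: [0.6145, 0.0445, 0.0256]
ee_rot: [0.0, 1.0, 0.011, -0.0]
contact_force: [-10.6, -2.1, 18.1]
width: 0.0571
```

```bash
python3 -c "
from h import *
st()
im,K,T=shot('wrist','w8.png');crop(im,284,230,64,'c9.png',6)"
```

```text
t 9.5 p [614.5  44.5  25.6] yaw 1.25 w 57.1 F [-10.6  -2.1  18.1] q [ 0.07  0.26 -0.02  1.29 -0.    1.62]
```

View pics/c9.png

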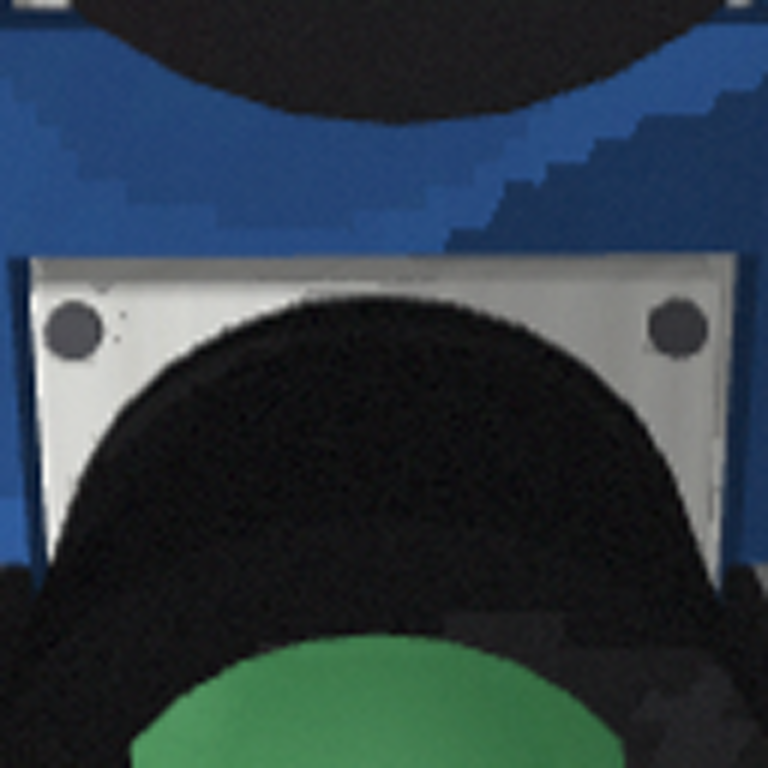

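Request:
apply_moves(travel=[[0,0,-1],[0,0,-1],[0,0,-1],[0,0,-30],[0,0,-70]], dr=[[0,0,0],[0,0,0],[0,0,0],[0,0,0],[0,0,0]], grip=[1,1,1,1,1])

```text
time: 10.05
position: [0.6133, 0.0445, 0.0931]
ee_rot: [0.0, 1.0, 0.011, -0.002]
contact_force: [0.5, 0.5, 0.5]
width: 0.0857
```

```bash
python3 -c "
from h import *
st();goto(.452,-.16,.172,0)"
```

```text
t 10.05 p [613.3  44.5  93.1] yaw 1.25 w 85.7 F [0.5 0.5 0.5] q [ 0.07  0.24  0.08  1.42 -0.    1.62]
travel [-166.1  200.9  -78.1] dr [0.02 0.26 1.25] |d| 272.1
```

Request:
apply_moves(travel=[[-28,34,-25],[-56,67,-50],[-84,101,-75],[-112,135,-78],[-140,169,-78]], dr=[[0,0,1.2],[0,0,1.2],[0,0,1.2],[0,0,1.2],[0,0,1.2]], grip=[1,1,1,1,1])

```text
time: 10.55
position: [0.4779, -0.1287, 0.1741]
ee_rot: [0.0, 1.0, 0.001, 0.001]
contact_force: [0.5, -0.5, 0.6]
width: 0.0855
```

Request:
apply_moves(travel=[[-26,32,0],[-26,32,0],[-26,32,0]], dr=[[0,0,0],[0,0,0],[0,0,0]], grip=[1,1,1])

```text
time: 10.85
position: [0.4523, -0.1601, 0.173]
ee_rot: [0.0, 1.0, -0.001, 0.0]
contact_force: [-0.4, 0.6, 1.1]
width: 0.0855
```

```bash
python3 -c "
from h import *
st()
im,K,T=shot('wrist','w9.png')
print(barrel(im,K,T,(284,200)))
crop(im,284,196,48,'c10.png')"
```

```text
t 10.85 p [ 452.3 -160.1  173. ] yaw -0.07 w 85.5 F [-0.4  0.6  1.1] q [-0.34 -0.1  -0.12  1.55  0.    1.23]
(array([ 0.45351044, -0.15922854]), np.float64(28.70641059246322), np.float64(0.5543309575171678))
```

View pics/w9.png

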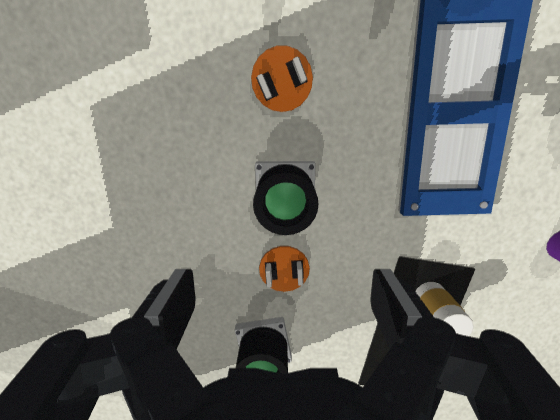

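View pics/c10.png

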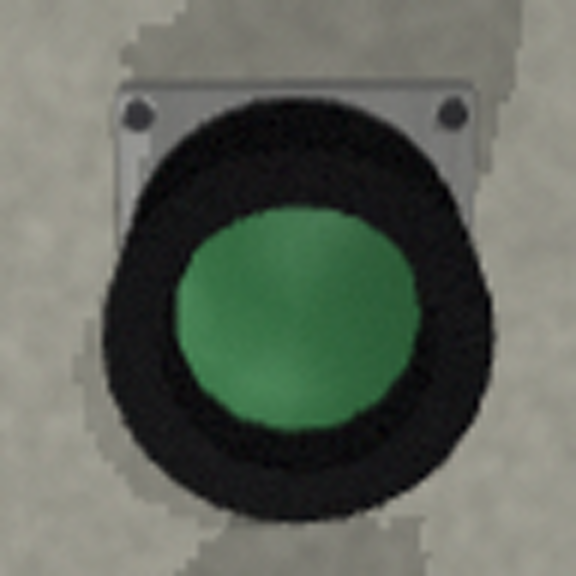

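Request:
apply_moves(travel=[[1,0,40],[1,0,85],[1,0,125],[1,0,145],[1,0,154]], dr=[[0,0,0],[0,0,0],[0,0,0],[0,0,0],[0,0,0]], grip=[1,1,1,1,1])

```text
time: 11.4
position: [0.4528, -0.158, 0.0161]
ee_rot: [-0.001, 1.0, 0.001, -0.002]
contact_force: [-0.8, 0.1, -0.2]
width: 0.085
```

Request:
apply_moves(travel=[[0,0,0],[0,0,0],[0,0,0],[0,0,0],[0,0,-30]], dr=[[0,0,0],[0,0,0],[0,0,0],[0,0,0],[0,0,0]], grip=[0.5,0.5,0.5,0.5,0.5])

```text
time: 11.9
position: [0.4516, -0.1588, 0.0463]
ee_rot: [-0.001, 1.0, 0.0, -0.002]
contact_force: [-0.5, -0.1, -2.3]
width: 0.0574
```

```bash
python3 -c "
from h import *
st();goto(.617,-.0405,.12,np.radians(1.6))"
```

```text
t 11.9 p [ 451.6 -158.8   46.3] yaw 0.05 w 57.4 F [-0.5 -0.1 -2.3] q [-0.34 -0.07 -0.34  1.31 -0.    1.23]
travel [ 165.2 -118.3  -74.3] dr [-0.1   0.28 -1.55] |d| 216.3
```

Request:
apply_moves(travel=[[20,-14,-20],[55,-39,-30],[90,-64,-30],[125,-90,-30],[155,-111,-20]], dr=[[0,0,-0.4],[0,0,-1.5],[0,0,-1.5],[0,0,-1.5],[0,0,-1.5]], grip=[0.5,0.5,0.5,0.5,0.5])

```text
time: 12.4
position: [0.6107, -0.047, 0.0702]
ee_rot: [0.0, 1.0, 0.014, 0.001]
contact_force: [0.6, 0.4, -2.0]
width: 0.0573
```

```bash
python3 -c "
from h import *
st();goto(.6165,-.0405,.052,np.radians(1.6))"
```

```text
t 12.4 p [610.7 -47.   70.2] yaw 1.57 w 57.3 F [ 0.6  0.4 -2. ] q [-0.08  0.23  0.03  1.36  0.    1.47]
travel [ 5.9 -6.3 18.2] dr [ 0.02 -0.17 -0.03] |d| 20.2
```

Request:
apply_moves(travel=[[6,-6,10],[6,-6,17],[6,-6,17],[6,-6,17]], dr=[[0,0,0],[0,0,0],[0,0,0],[0,0,0]], grip=[0.5,0.5,0.5,0.5])

```text
time: 12.8
position: [0.6134, -0.0431, 0.0519]
ee_rot: [0.0, 1.0, 0.013, -0.0]
contact_force: [-0.8, -1.1, -2.3]
width: 0.0578
```

```bash
python3 -c "
from h import *
st()
im,K,T=shot('wrist','w10.png');crop(im,284,230,64,'c11.png',6)"
```

```text
t 12.8 p [613.4 -43.1  51.9] yaw 1.49 w 57.8 F [-0.8 -1.1 -2.3] q [-0.07  0.25  0.01  1.34 -0.    1.47]
```

View pics/c11.png

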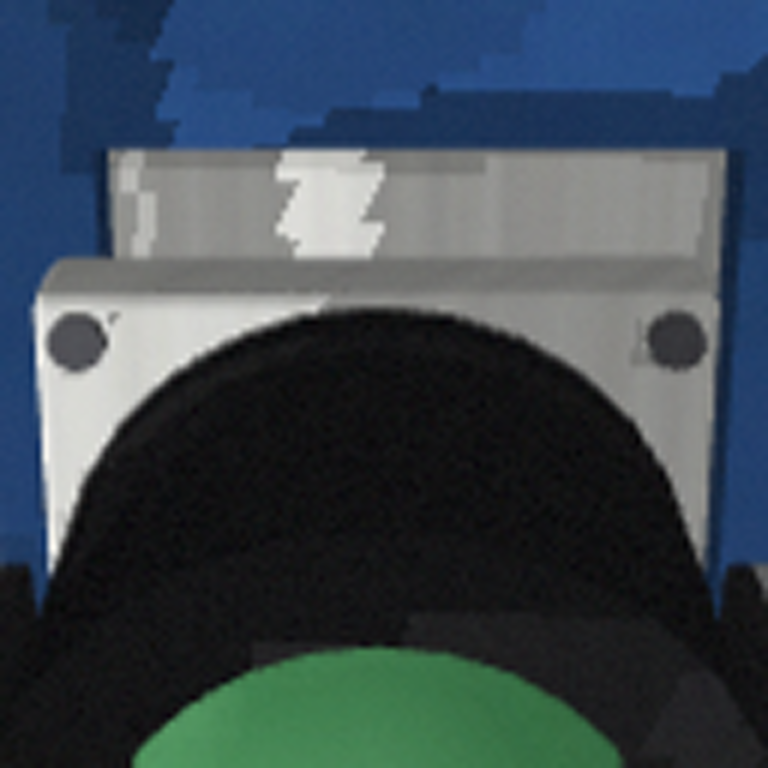

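Run:
```python
from h import *
p=imaging.camera_params('wrist');K=p['camera_matrix'];T=tcp()@p['hand_eye']
f=lambda L:[(220+x/6,166+y/6) for x,y in L]
held(K,T,.0425,f([(38,298),(718,297)]),f([(95,150),(742,151)]))
```

```text
[612.9 -45.4] len 59.0 yaw 1.62
[616.8 -41.7] len 64.2 yaw 1.43
need move (world mm) [3.8 3.7]
```

Request:
apply_moves(travel=[[3.7,-3.2,3],[3.7,-3.2,10],[3.7,-3.2,16],[3.7,-3.2,21],[3.7,-3.2,25]], dr=[[0,0,0],[0,0,0],[0,0,0],[0,0,0],[0,0,0]], grip=[0.5,0.5,0.5,0.5,0.5])

```text
time: 13.35
position: [0.6175, -0.0389, 0.0261]
ee_rot: [-0.0, 1.0, 0.014, -0.0]
contact_force: [-15.1, 0.8, 48.3]
width: 0.0571
```

Request:
apply_moves(travel=[[0,0,2],[0,0,2]], dr=[[0,0,0],[0,0,0]], grip=[0.5,0.5])

```text
time: 13.55
position: [0.6175, -0.0389, 0.0262]
ee_rot: [0.0, 1.0, 0.014, 0.0]
contact_force: [-7.8, 0.8, 11.0]
width: 0.0576
```

```bash
python3 -c "
from h import *
st()
im,K,T=shot('wrist','w11.png');crop(im,284,230,64,'c12.png',6)"
```

```text
t 13.55 p [617.5 -38.9  26.2] yaw 1.55 w 57.6 F [-7.8  0.8 11. ] q [-0.06  0.27 -0.02  1.29 -0.    1.48]
```

View pics/c12.png

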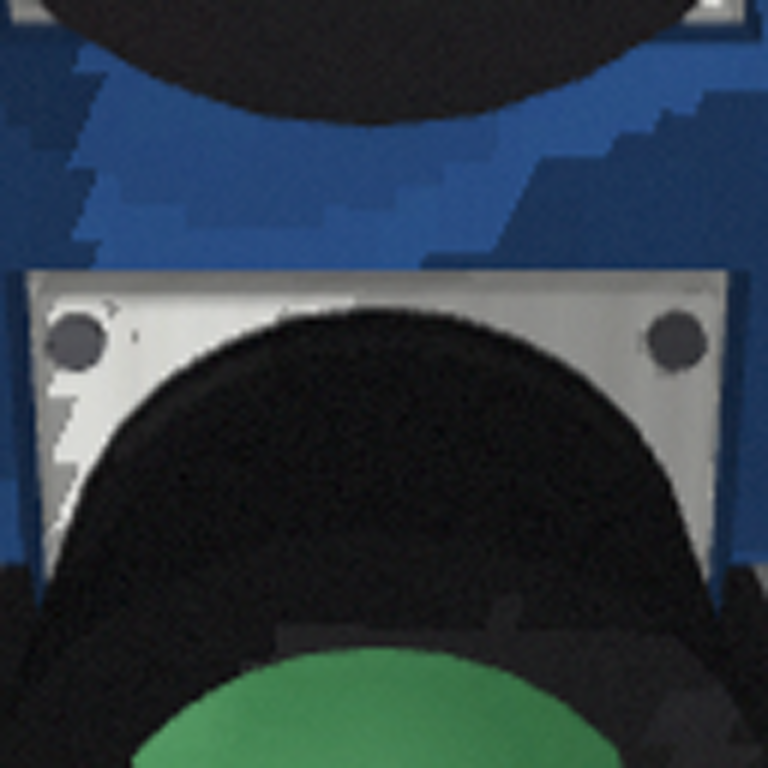

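Request:
apply_moves(travel=[[0,0,-1],[0,0,-1],[0,0,-1],[0,0,-30],[0,0,-70]], dr=[[0,0,0],[0,0,0],[0,0,0],[0,0,0],[0,0,0]], grip=[1,1,1,1,1])

```text
time: 14.1
position: [0.6164, -0.0388, 0.0928]
ee_rot: [-0.0, 1.0, 0.014, -0.002]
contact_force: [2.0, 0.1, 0.4]
width: 0.0851
```

```bash
python3 -c "
from h import *
st();goto(.428,-.352,.172,0)"
```

```text
t 14.1 p [616.4 -38.8  92.8] yaw 1.55 w 85.1 F [2.  0.1 0.4] q [-0.06  0.24  0.09  1.42  0.    1.48]
travel [-197.2  308.   -78.4] dr [-0.02  0.27  1.55] |d| 374.0
```

Request:
apply_moves(travel=[[-24,37,-25],[-49,77,-50],[-73,115,-75],[-98,153,-78],[-122,191,-78]], dr=[[0,0,1.5],[0,0,1.5],[0,0,1.5],[0,0,1.5],[0,0,1.5]], grip=[1,1,1,1,1])

```text
time: 14.6
position: [0.5004, -0.2349, 0.1743]
ee_rot: [0.001, 1.0, 0.001, 0.001]
contact_force: [0.0, -1.4, -0.1]
width: 0.0855
```

Request:
apply_moves(travel=[[-24,38,0],[-48,76,0],[-75,117,0],[-75,117,0],[-75,117,0]], dr=[[0,0,0],[0,0,0],[0,0,0],[0,0,0],[0,0,0]], grip=[1,1,1,1,1])

```text
time: 15.1
position: [0.4255, -0.3511, 0.1725]
ee_rot: [-0.0, 1.0, -0.001, 0.0]
contact_force: [0.2, 0.1, -0.7]
width: 0.0852
```

```bash
python3 -c "
from h import *
st()
im,K,T=shot('wrist','w12.png')
print(barrel(im,K,T,(284,200)))
crop(im,284,196,48,'c13.png')"
```

```text
t 15.1 p [ 425.5 -351.1  172.5] yaw -0.1 w 85.2 F [ 0.2  0.1 -0.7] q [-0.69  0.08  0.05  1.55  0.    0.88]
(array([ 0.42729121, -0.35277988]), np.float64(28.759117588881523), np.float64(0.48036272257810747))
```

View pics/w12.png

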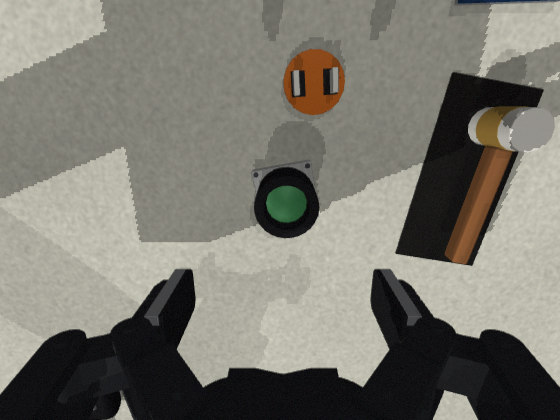

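View pics/c13.png

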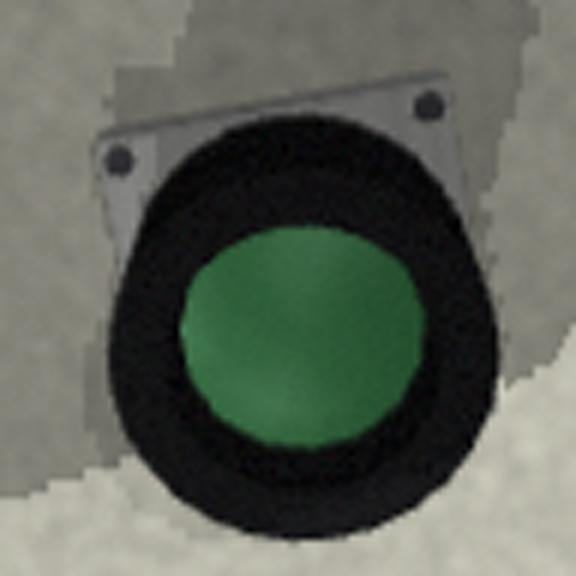

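Request:
apply_moves(travel=[[2,2,40],[2,2,85],[2,2,125],[2,2,145],[2,2,154]], dr=[[0,0,-8],[0,0,-10],[0,0,-10],[0,0,-10],[0,0,-10]], grip=[1,1,1,1,1])

```text
time: 15.65
position: [0.428, -0.3501, 0.0162]
ee_rot: [-0.001, 0.996, 0.089, -0.001]
contact_force: [-0.6, -0.4, 0.9]
width: 0.0857
```

Request:
apply_moves(travel=[[0,0,0],[0,0,0],[0,0,0],[0,0,0],[0,0,-30]], dr=[[0,0,0],[0,0,0],[0,0,0],[0,0,0],[0,0,0]], grip=[0.5,0.5,0.5,0.5,0.5])

```text
time: 16.15
position: [0.4266, -0.3509, 0.046]
ee_rot: [-0.002, 0.996, 0.088, -0.002]
contact_force: [-0.4, 0.4, -2.4]
width: 0.0572
```

```bash
python3 -c "
from h import *
st();goto(.6195,-.1245,.10,np.radians(1.6))"
```

```text
t 16.15 p [ 426.6 -350.9   46. ] yaw 10.05 w 57.2 F [-0.4  0.4 -2.4] q [-0.69  0.11 -0.16  1.31  0.    0.71]
travel [ 229.3 -189.4  -54. ] dr [-0.23  0.22  8.45] |d| 302.3
```

Request:
apply_moves(travel=[[20,-16,-30],[55,-45,-54],[91,-75,-54],[128,-105,-54],[165,-136,-54]], dr=[[0,0,0],[0,0,4],[0,0,8.4],[0,0,8.4],[0,0,8.4]], grip=[0.5,0.5,0.5,0.5,0.5])

```text
time: 16.65
position: [0.568, -0.1882, 0.1033]
ee_rot: [0.0, 1.0, 0.014, 0.0]
contact_force: [1.6, -1.2, -2.0]
width: 0.0571
```

```bash
python3 -c "
from h import *
st();goto(.6195,-.1245,.052,np.radians(1.6))"
```

```text
t 16.65 p [ 568.  -188.2  103.3] yaw 1.61 w 57.1 F [ 1.6 -1.2 -2. ] q [-0.32  0.19  0.04  1.42 -0.    1.22]
travel [ 53.2 -62.2  51.3] dr [ 0.03 -0.05  0.01] |d| 96.6
```

Request:
apply_moves(travel=[[24,-28,10],[46,-55,30],[54,-61,48],[54,-61,50],[54,-61,50]], dr=[[0,0,0],[0,0,0],[0,0,0],[0,0,0],[0,0,0]], grip=[0.5,0.5,0.5,0.5,0.5])

```text
time: 17.15
position: [0.6185, -0.1271, 0.0524]
ee_rot: [-0.0, 1.0, 0.014, -0.001]
contact_force: [0.7, -0.1, -2.4]
width: 0.0575
```

```bash
python3 -c "
from h import *
st()
im,K,T=shot('wrist','w13.png');crop(im,284,230,64,'c14.png',6)"
```

```text
t 17.15 p [ 618.5 -127.1   52.4] yaw 1.66 w 57.5 F [ 0.7 -0.1 -2.4] q [-0.2   0.29  0.06  1.35 -0.    1.34]
```

View pics/c14.png

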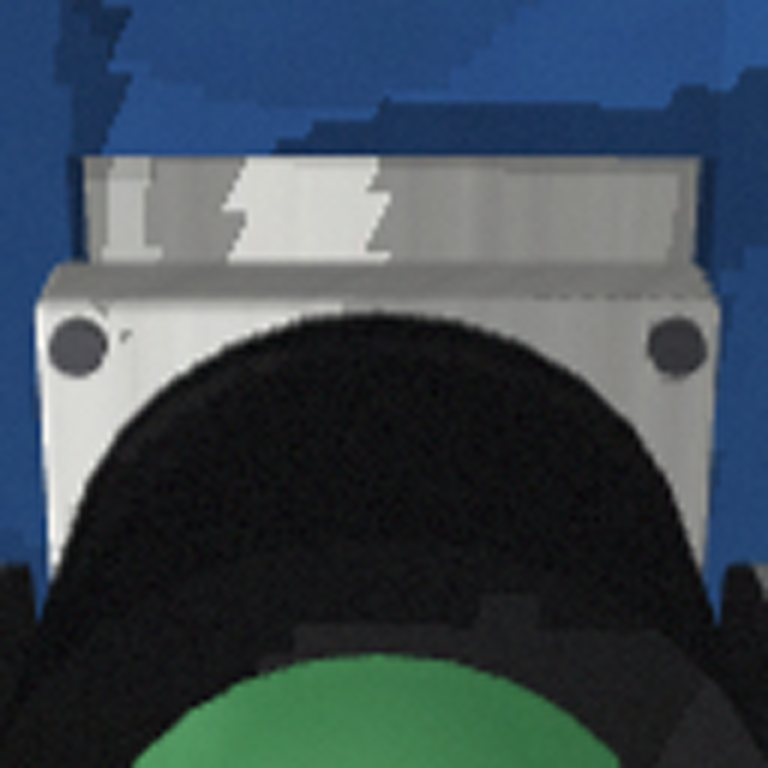

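Run:
```python
from h import *
p=imaging.camera_params('wrist');K=p['camera_matrix'];T=tcp()@p['hand_eye']
f=lambda L:[(220+x/6,166+y/6) for x,y in L]
held(K,T,.043,f([(38,303),(718,303)]),f([(72,157),(714,157)]))
```

```text
[ 618.  -130.6] len 59.2 yaw 1.67
[ 619.4 -127.2] len 64.1 yaw 1.66
need move (world mm) [1.4 3.4]
```

Request:
apply_moves(travel=[[1.5,-3.2,3],[1.5,-3.2,10],[1.5,-3.2,16],[1.5,-3.2,20],[1.5,-3.2,23]], dr=[[0,0,0],[0,0,0],[0,0,0],[0,0,0],[0,0,0]], grip=[0.5,0.5,0.5,0.5,0.5])

```text
time: 17.7
position: [0.6202, -0.1238, 0.0291]
ee_rot: [-0.0, 1.0, 0.014, -0.0]
contact_force: [-0.3, 0.7, -2.0]
width: 0.0574
```

Request:
apply_moves(travel=[[0,0,1.5],[0,0,3],[0,0,3]], dr=[[0,0,0],[0,0,0],[0,0,0]], grip=[0.5,0.5,0.5])

```text
time: 18.0
position: [0.6205, -0.1237, 0.0267]
ee_rot: [0.0, 1.0, 0.014, 0.0]
contact_force: [0.9, -0.4, -3.5]
width: 0.0576
```

```bash
python3 -c "
from h import *
st()
im,K,T=shot('wrist','w14.png');crop(im,284,230,64,'c15.png',6)"
```

```text
t 18.0 p [ 620.5 -123.7   26.7] yaw 1.65 w 57.6 F [ 0.9 -0.4 -3.5] q [-0.2   0.3   0.02  1.3   0.    1.35]
```

View pics/c15.png

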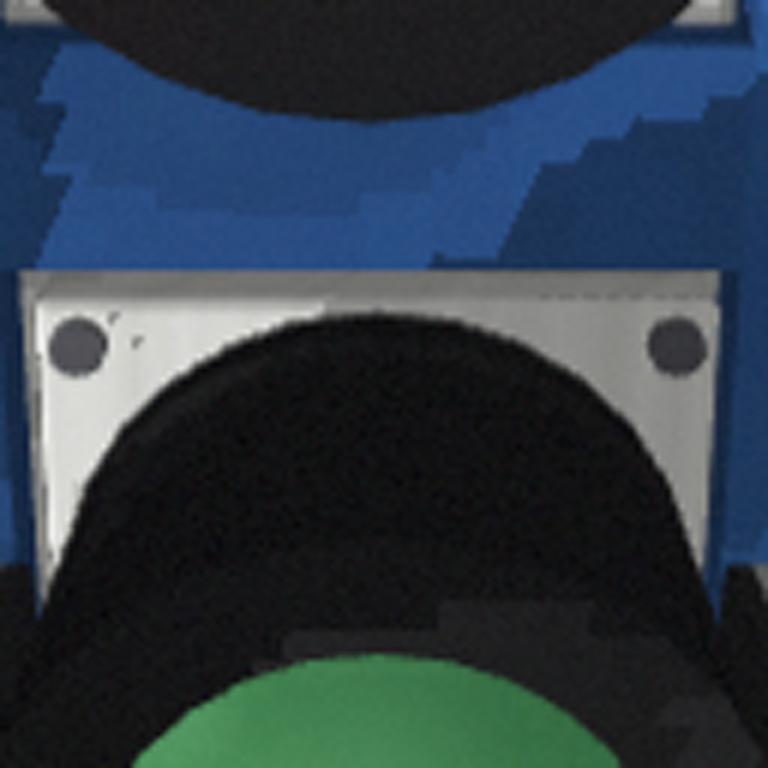

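Request:
apply_moves(travel=[[0,0,1],[0,0,1],[0,0,1],[0,0,0],[0,0,-40]], dr=[[0,0,0],[0,0,0],[0,0,0],[0,0,0],[0,0,0]], grip=[0.5,1,1,1,1])

```text
time: 18.55
position: [0.6177, -0.1231, 0.0617]
ee_rot: [-0.001, 1.0, 0.014, -0.004]
contact_force: [0.5, 0.1, -0.5]
width: 0.0851
```

Request:
apply_moves(travel=[[0,0,-40],[0,0,-80],[0,0,-110],[0,0,-110],[0,0,-110]], dr=[[0,0,0],[0,0,0],[0,0,0],[0,0,0],[0,0,0]], grip=[1,1,1,1,1])

```text
time: 19.05
position: [0.6209, -0.1238, 0.1772]
ee_rot: [0.0, 1.0, 0.014, 0.001]
contact_force: [0.5, 0.0, -1.3]
width: 0.0853
```

```bash
python3 -c "
from h import *
st()
im,K,T=shot('wrist','w15.png')
print(barrel(im,K,T,(284,200),z=.061))
goto(.452,-.245,.135,0)"
```

```text
t 19.05 p [ 620.9 -123.8  177.2] yaw 1.65 w 85.3 F [ 0.5  0.  -1.3] q [-0.2   0.28  0.29  1.58  0.    1.35]
(array([ 0.61937503, -0.1240088 ]), np.float64(28.781591143556433), np.float64(0.4559780498695431))
travel [-171.8  116.4   41.1] dr [-0.01  0.03  1.65] |d| 211.5
```

View pics/w15.png

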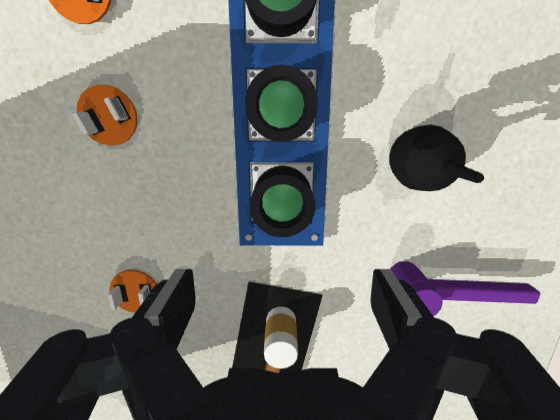

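Add to h.py:
```python
def cap(im,K,T,near,z=.014,r=.028):
    H=hsv(im); m=((H[...,0]>3)&(H[...,0]<20)&(H[...,1]>150)&(H[...,2]>70)).astype(np.uint8)
    m=cv2.morphologyEx(m,cv2.MORPH_CLOSE,np.ones((3,3)))
    bs=blobs(m,300); c=min(bs,key=lambda c:np.hypot(*(c[:,0].mean(0)-near)))
    hull=cv2.convexHull(c)
    P=cast(c[:,0],K,T,z)[:,:2]; c0=P.mean(0); u=c0-T[:2,3]; u/=np.linalg.norm(u)
    for _ in range(5):
        d=np.hypot(*(P-c0).T); f=((P-c0)@u>-0.012)&(abs(d-r)<.004 if _ else True)
        c0=least_squares(lambda p:np.hypot(*(P[f]-p).T)-r,c0,loss='soft_l1',f_scale=.0005).x
    d=np.hypot(*(P[f]-c0).T)
    hm=np.zeros(m.shape,np.uint8); cv2.drawContours(hm,[hull],-1,1,-1); hm=cv2.erode(hm,np.ones((5,5)))
    holes=hm&(1-m); n,lab,stt,cen=cv2.connectedComponentsWithStats(holes)
    k=sorted(range(1,n),key=lambda i:-stt[i,4])[:2]; Q=cast(cen[k],K,T,.032)[:,:2]; Q=Q[np.argsort(Q[:,0])]; v=Q[1]-Q[0]
    print('cap',np.round(c0*1000,1),'r',round(d.mean()*1000,1),round(d.std()*1000,2),'n',f.sum(),'tab yaw',round(np.degrees(np.arctan2(v[1],v[0])),1),'sep',round(np.linalg.norm(v)*1000,1),np.round(cen[k],0).tolist())
```

```text
(no output)
```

Request:
apply_moves(travel=[[-41,28,0],[-82,56,0],[-123,83,10],[-160,109,25],[-172,116,41]], dr=[[0,0,1.6],[0,0,1.6],[0,0,1.6],[0,0,1.6],[0,0,1.6]], grip=[1,1,1,0.8,0.6])

```text
time: 19.6
position: [0.4486, -0.2461, 0.1341]
ee_rot: [-0.0, 1.0, -0.001, -0.001]
contact_force: [0.9, -0.2, -0.1]
width: 0.0589
```

Request:
apply_moves(travel=[[0,0,0],[0,0,0]], dr=[[0,0,0],[0,0,0]], grip=[0.7,0.7])

```text
time: 19.8
position: [0.4517, -0.2443, 0.1349]
ee_rot: [-0.0, 1.0, 0.0, -0.001]
contact_force: [0.5, 0.4, 0.7]
width: 0.0599
```

```bash
python3 -c "
from h import *
st()
im,K,T=shot('wrist','w16.png')
cap(im,K,T,(284,200))"
```

```text
t 19.8 p [ 451.7 -244.3  134.9] yaw 0.02 w 59.9 F [0.5 0.4 0.7] q [-0.5  -0.01 -0.11  1.47  0.    1.07]
cap [ 452.5 -246.7] r 27.4 0.64 n 110 tab yaw 3.4 sep 27.7 [[302.0, 208.0], [269.0, 210.0]]
```

View pics/w16.png

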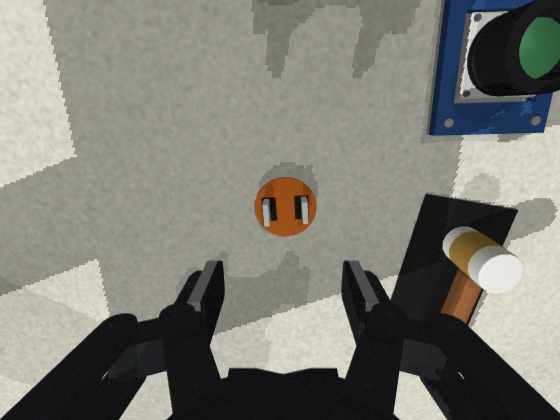

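```bash
python3 -c "
from h import *
im=cv2.imread('pics/w16.png')[:,:,::-1]
crop(im,286,208,36,'c16.png',8)"
```

```text
(no output)
```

View pics/c16.png

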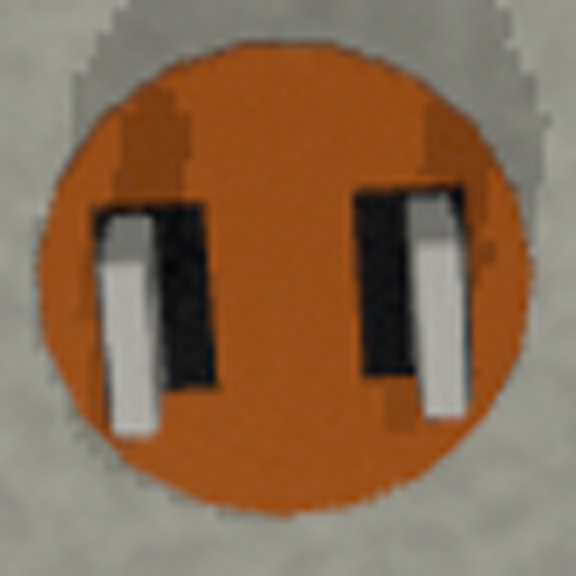

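Request:
apply_moves(travel=[[2,2.4,40],[2,2.4,80],[2,2.4,105],[2,2.4,115],[2,2.4,117.5]], dr=[[0,0,-3.8],[0,0,-3.8],[0,0,-3.8],[0,0,-3.8],[0,0,-3.8]], grip=[0.7,0.7,0.7,0.7,0.7])

```text
time: 20.35
position: [0.4544, -0.2463, 0.0177]
ee_rot: [-0.0, 0.999, 0.034, -0.001]
contact_force: [-0.6, 0.1, 1.0]
width: 0.0599
```

Request:
apply_moves(travel=[[0,0,0],[0,0,0],[0,0,0],[0,0,0],[0,0,0]], dr=[[0,0,0],[0,0,0],[0,0,0],[0,0,0],[0,0,0]], grip=[0.25,0.25,0.25,0.25,0.25], grip_force=30)

```text
time: 20.85
position: [0.4552, -0.2474, 0.0207]
ee_rot: [0.001, 0.999, 0.034, 0.002]
contact_force: [-1.9, 2.6, 8.8]
width: 0.0253
```

```bash
python3 -c "
from h import *
st();shot('wrist','w17.png')"
```

```text
t 20.85 p [ 455.2 -247.4   20.7] yaw 3.86 w 25.3 F [-1.9  2.6  8.8] q [-0.5   0.03 -0.29  1.25  0.    1.01]
```

View pics/w17.png

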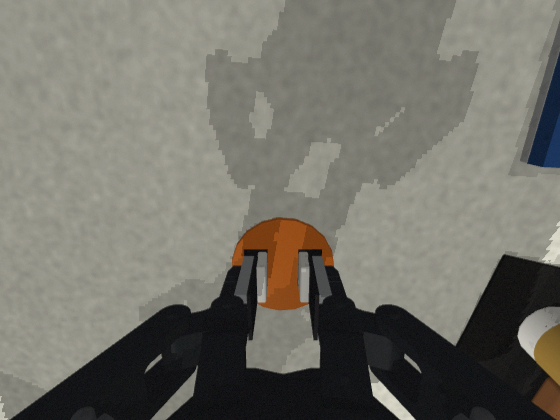

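Request:
apply_moves(travel=[[0,0,-20],[0,0,-60],[0,0,-100],[0,0,-100],[0,0,-100]], dr=[[0,0,0],[0,0,0],[0,0,0],[0,0,0],[0,0,0]], grip=[0.25,0.25,0.25,0.25,0.25])

```text
time: 21.4
position: [0.4548, -0.2475, 0.12]
ee_rot: [0.001, 0.999, 0.034, 0.002]
contact_force: [-0.9, 0.6, -1.1]
width: 0.0254
```

```bash
python3 -c "
from h import *
st();goto(.6205,-.124,.12,np.radians(3.8));shot('wrist','w18.png')"
```

```text
t 21.4 p [ 454.8 -247.5  120. ] yaw 3.85 w 25.4 F [-0.9  0.6 -1.1] q [-0.5  -0.01 -0.14  1.44 -0.    1.01]
travel [ 173.6 -112.1    0.3] dr [ 0.11 -0.17  0.05] |d| 206.6
```

View pics/w18.png

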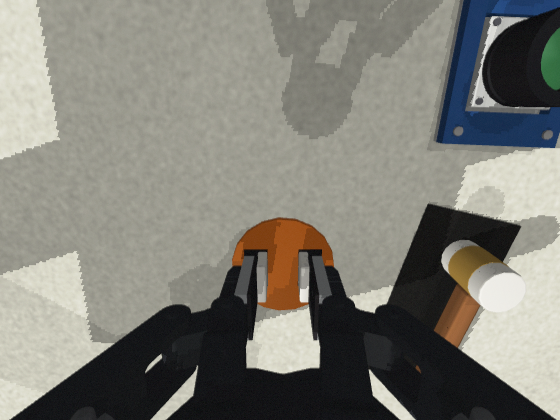

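Request:
apply_moves(travel=[[40,-26,0],[80,-52,0],[120,-78,0],[160,-104,0],[174,-112,0]], dr=[[0,0,0],[0,0,0],[0,0,0],[0,0,0],[0,0,0]], grip=[0.25,0.25,0.25,0.25,0.25])

```text
time: 21.95
position: [0.6219, -0.1205, 0.1159]
ee_rot: [-0.001, 0.999, 0.035, -0.001]
contact_force: [-0.3, -0.3, -0.9]
width: 0.0252
```

Request:
apply_moves(travel=[[0,0,10],[0,0,25],[0,0,25],[0,0,25]], dr=[[0,0,0],[0,0,0],[0,0,0],[0,0,0]], grip=[0.25,0.25,0.25,0.25])

```text
time: 22.35
position: [0.6187, -0.1243, 0.0923]
ee_rot: [-0.0, 0.999, 0.033, -0.001]
contact_force: [-0.5, -0.7, 0.5]
width: 0.0251
```

```bash
python3 -c "
from h import *
st();goto(.6205,-.124,.0717,np.radians(3.8));shot('wrist','w19.png')"
```

```text
t 22.35 p [ 618.7 -124.3   92.3] yaw 3.78 w 25.1 F [-0.5 -0.7  0.5] q [-0.2   0.27  0.12  1.42 -0.    1.31]
travel [ 1.9 -0.2 20.6] dr [-0.02  0.1  -0.02] |d| 20.7
```

View pics/w19.png

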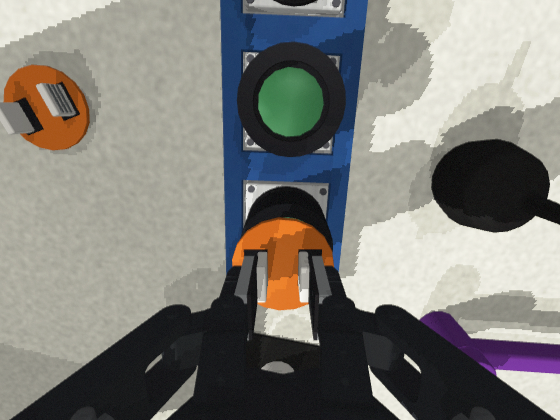

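Request:
apply_moves(travel=[[1.8,-0.2,0],[1.8,-0.2,4],[1.8,-0.2,8],[1.8,-0.2,11],[1.8,-0.2,14]], dr=[[0,0,0],[0,0,0],[0,0,0],[0,0,0],[0,0,0]], grip=[0.25,0.25,0.25,0.25,0.25])

```text
time: 22.9
position: [0.6217, -0.1232, 0.0787]
ee_rot: [-0.0, 0.999, 0.034, -0.0]
contact_force: [0.1, 0.1, -1.2]
width: 0.0252
```

```bash
python3 -c "
from h import *
st();shot('wrist','w20.png')"
```

```text
t 22.9 p [ 621.7 -123.2   78.7] yaw 3.85 w 25.2 F [ 0.1  0.1 -1.2] q [-0.2   0.28  0.11  1.39 -0.    1.31]
```

View pics/w20.png

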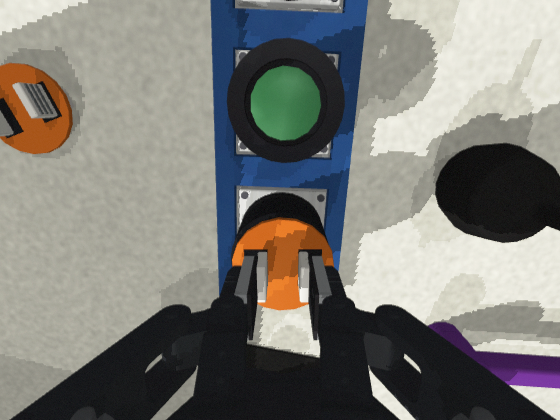

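Request:
apply_moves(travel=[[0,0,2],[0,0,4],[0,0,5.5],[0,0,7],[0,0,8]], dr=[[0,0,0],[0,0,0],[0,0,0],[0,0,0],[0,0,0]], grip=[0.25,0.25,0.25,0.25,0.25])

```text
time: 23.45
position: [0.6218, -0.1232, 0.0718]
ee_rot: [0.0, 0.999, 0.034, 0.0]
contact_force: [-3.9, 1.0, 9.4]
width: 0.0257
```

```bash
python3 -c "
from h import *
st();im,K,T=shot('wrist','w21.png');crop(im,284,250,60,'c21.png',6)"
```

```text
t 23.45 p [ 621.8 -123.2   71.8] yaw 3.85 w 25.7 F [-3.9  1.   9.4] q [-0.2   0.28  0.09  1.38  0.    1.31]
```

View pics/c21.png

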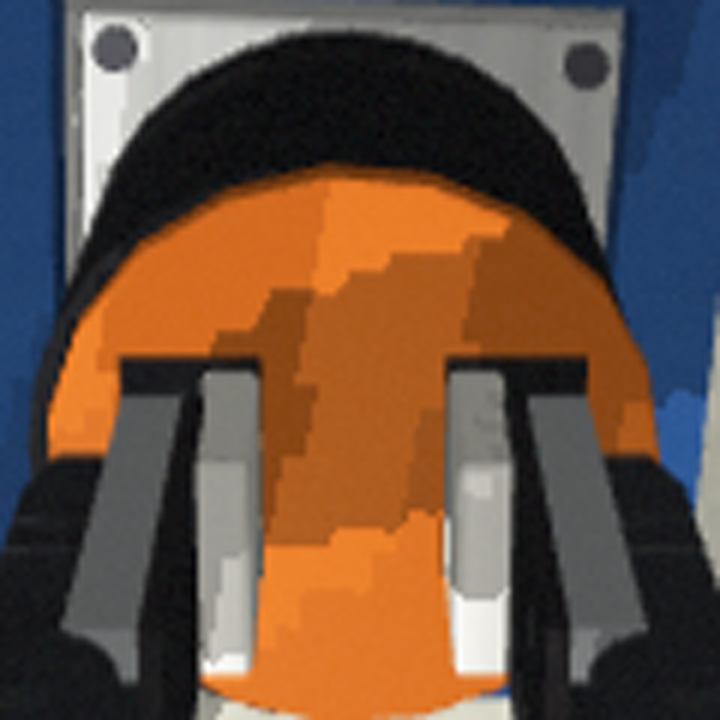

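Request:
apply_moves(travel=[[0,0,0],[0,0,0],[0,0,0],[0,0,0],[0,0,-10]], dr=[[0,0,0],[0,0,0],[0,0,0],[0,0,0],[0,0,0]], grip=[0.6,0.6,0.6,0.6,0.6])

```text
time: 24.0
position: [0.621, -0.1231, 0.08]
ee_rot: [-0.0, 0.999, 0.034, -0.001]
contact_force: [0.4, 0.9, -0.9]
width: 0.0512
```

Request:
apply_moves(travel=[[0,0,-40],[0,0,-80],[0,0,-100],[0,0,-100],[0,0,-100]], dr=[[0,0,0],[0,0,0],[0,0,0],[0,0,0],[0,0,0]], grip=[0.7,0.7,0.7,0.7,0.7])

```text
time: 24.5
position: [0.622, -0.1233, 0.1816]
ee_rot: [0.0, 0.999, 0.034, 0.0]
contact_force: [-0.4, -0.3, -0.2]
width: 0.0602
```

```bash
python3 -c "
from h import *
st();im,K,T=shot('wrist','w22.png');cap(im,K,T,(284,200),z=.065);crop(im,284,200,50,'c22.png',8)
print(barrel(im,K,T,(285,100),z=.061))"
```

```text
t 24.5 p [ 622.  -123.3  181.6] yaw 3.85 w 60.2 F [-0.4 -0.3 -0.2] q [-0.2   0.28  0.3   1.59  0.    1.31]
cap [ 620.2 -123.2] r 27.6 0.53 n 113 tab yaw 3.9 sep 33.9 [[265.0, 208.0], [299.0, 208.0]]
(array([ 0.61583753, -0.04176615]), np.float64(28.77272179726392), np.float64(0.4538867799566013))
```

View pics/c22.png

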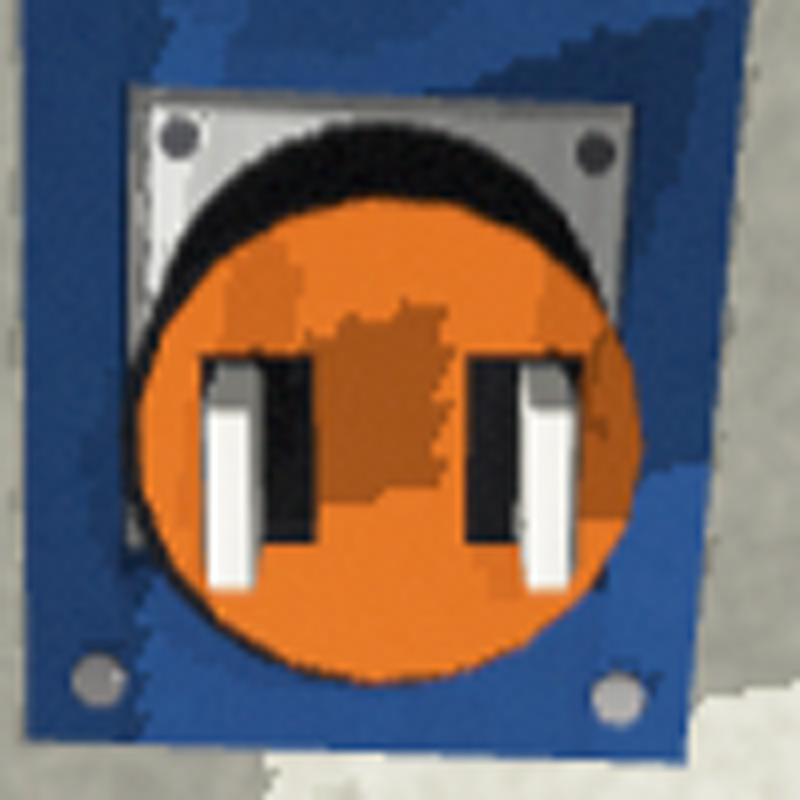

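View pics/w22.png

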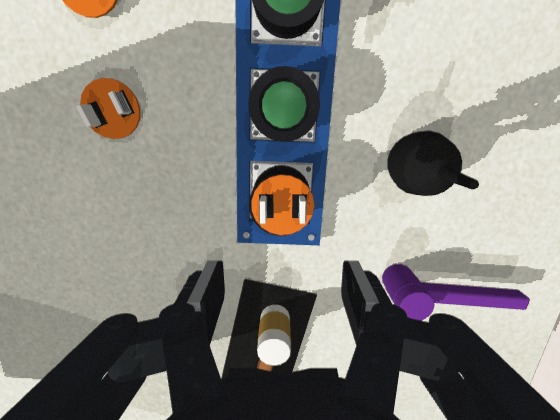

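```bash
python3 -c "
from h import *
p=imaging.camera_params('wrist');T=tcp()@p['hand_eye'];print(cast([(108,110)],p['camera_matrix'],T,.014))
im=cv2.imread('pics/w22.png')[:,:,::-1].copy();cap(im,p['camera_matrix'],T,(108,110))
goto(.451,-.051,.135,np.radians(0))"
```

```text
[[ 0.44918626 -0.05598061  0.014     ]]
cap [452.3 -54.5] r 27.2 0.94 n 98 tab yaw 25.3 sep 26.5 [[120.0, 103.0], [95.0, 114.0]]
travel [-165.3  -83.5   45.6] dr [-0.01  0.05  3.85] |d| 190.7
```

Request:
apply_moves(travel=[[-40,-20,0],[-80,-39,0],[-120,-59,10],[-155,-76,30],[-164,-80.5,45]], dr=[[0,0,-5],[0,0,-13],[0,0,-21],[0,0,-21],[0,0,-21]], grip=[0.7,0.7,0.7,0.7,0.7])

```text
time: 25.05
position: [0.449, -0.0528, 0.1341]
ee_rot: [-0.001, 0.976, 0.216, -0.001]
contact_force: [1.4, -1.1, 0.2]
width: 0.0599
```

Request:
apply_moves(travel=[[0,0,0],[0,0,0]], dr=[[0,0,0],[0,0,0]], grip=[0.7,0.7])

```text
time: 25.25
position: [0.4528, -0.054, 0.1359]
ee_rot: [-0.0, 0.977, 0.215, -0.0]
contact_force: [0.0, -0.2, -0.3]
width: 0.0601
```

```bash
python3 -c "
from h import *
st()
im,K,T=shot('wrist','w23.png')
cap(im,K,T,(284,200));crop(im,286,208,36,'c23.png',8)"
```

```text
t 25.25 p [452.8 -54.  135.9] yaw 24.86 w 60.1 F [ 0.  -0.2 -0.3] q [-0.12 -0.15 -0.24  1.48 -0.    1.02]
cap [449.4 -53.2] r 27.4 0.68 n 112 tab yaw 23.5 sep 27.7 [[264.0, 204.0], [297.0, 205.0]]
```

View pics/c23.png

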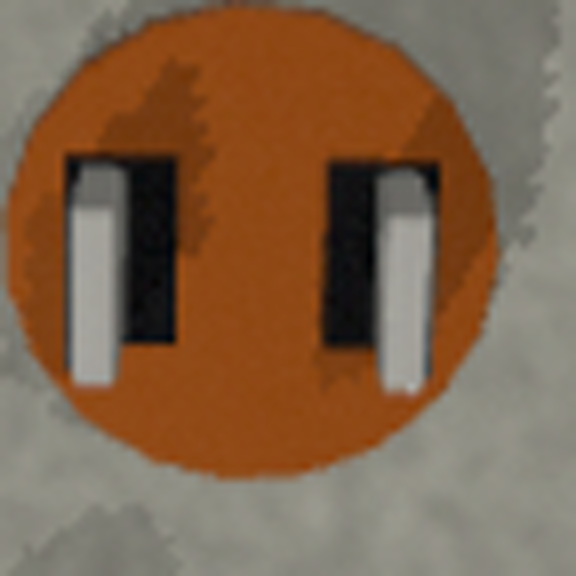

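Request:
apply_moves(travel=[[-1.7,-2.1,40],[-1.7,-2.1,80],[-1.7,-2.1,105],[-1.7,-2.1,115],[-1.7,-2.1,118]], dr=[[0,0,1.3],[0,0,1.3],[0,0,1.3],[0,0,1.3],[0,0,1.3]], grip=[0.7,0.7,0.7,0.7,0.7])

```text
time: 25.8
position: [0.4506, -0.053, 0.0178]
ee_rot: [-0.0, 0.979, 0.204, -0.001]
contact_force: [-0.1, -0.1, 0.5]
width: 0.0599
```

Request:
apply_moves(travel=[[0,0,0],[0,0,0],[0,0,0],[0,0,0],[0,0,0]], dr=[[0,0,0],[0,0,0],[0,0,0],[0,0,0],[0,0,0]], grip=[0.25,0.25,0.25,0.25,0.25])

```text
time: 26.3
position: [0.4515, -0.053, 0.0205]
ee_rot: [0.001, 0.979, 0.204, 0.001]
contact_force: [-2.9, -1.0, 8.5]
width: 0.0254
```

```bash
python3 -c "
from h import *
st()"
```

```text
t 26.3 p [451.5 -53.   20.5] yaw 23.55 w 25.4 F [-2.9 -1.   8.5] q [-0.12 -0.12 -0.44  1.25 -0.    1.04]
```

Request:
apply_moves(travel=[[0,0,-20],[0,0,-60],[0,0,-100],[0,0,-100]], dr=[[0,0,0],[0,0,0],[0,0,0],[0,0,0]], grip=[0.25,0.25,0.25,0.25])

```text
time: 26.7
position: [0.4532, -0.0531, 0.1248]
ee_rot: [0.002, 0.979, 0.204, 0.005]
contact_force: [0.0, 0.4, -0.1]
width: 0.0253
```

```bash
python3 -c "
from h import *
st();goto(.617,-.0415,.12,np.radians(23.5));shot('wrist','w24.png')"
```

```text
t 26.7 p [453.2 -53.1 124.8] yaw 23.56 w 25.3 F [ 0.   0.4 -0.1] q [-0.12 -0.16 -0.27  1.45  0.    1.04]
travel [154.7  54.8   6.4] dr [ 0.28 -0.48  0.05] |d| 164.2
```

View pics/w24.png

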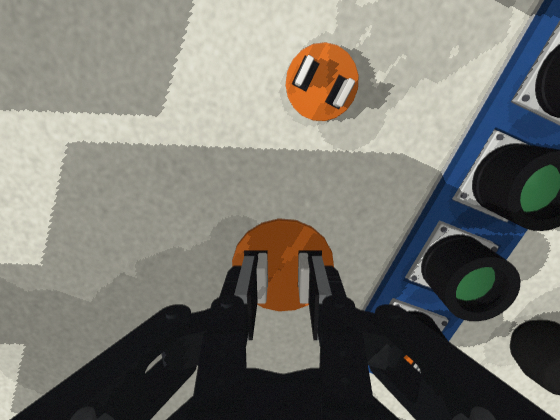

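Request:
apply_moves(travel=[[38,14,0],[77,27,0],[116,41,0],[155,55,0],[155,55,0]], dr=[[0,0,0],[0,0,0],[0,0,0],[0,0,0],[0,0,0]], grip=[0.25,0.25,0.25,0.25,0.25])

```text
time: 27.25
position: [0.6174, -0.0408, 0.1144]
ee_rot: [-0.0, 0.979, 0.204, -0.001]
contact_force: [-0.9, 0.6, -1.1]
width: 0.0256
```

Request:
apply_moves(travel=[[0,0,10],[0,0,25],[0,0,29],[0,0,29]], dr=[[0,0,0],[0,0,0],[0,0,0],[0,0,0]], grip=[0.25,0.25,0.25,0.25])

```text
time: 27.65
position: [0.613, -0.0413, 0.0883]
ee_rot: [-0.0, 0.979, 0.204, -0.001]
contact_force: [0.4, 0.4, -1.1]
width: 0.0253
```

```bash
python3 -c "
from h import *
st();goto(.617,-.0405,.0717,np.radians(23.5));im,K,T=shot('wrist','w25.png');crop(im,284,230,75,'c25.png',5)"
```

```text
t 27.65 p [613.  -41.3  88.3] yaw 23.54 w 25.3 F [ 0.4  0.4 -1.1] q [-0.07  0.23  0.07  1.4   0.    1.09]
travel [ 4.   0.8 16.6] dr [-0.04  0.07  0.04] |d| 17.1
```

View pics/c25.png

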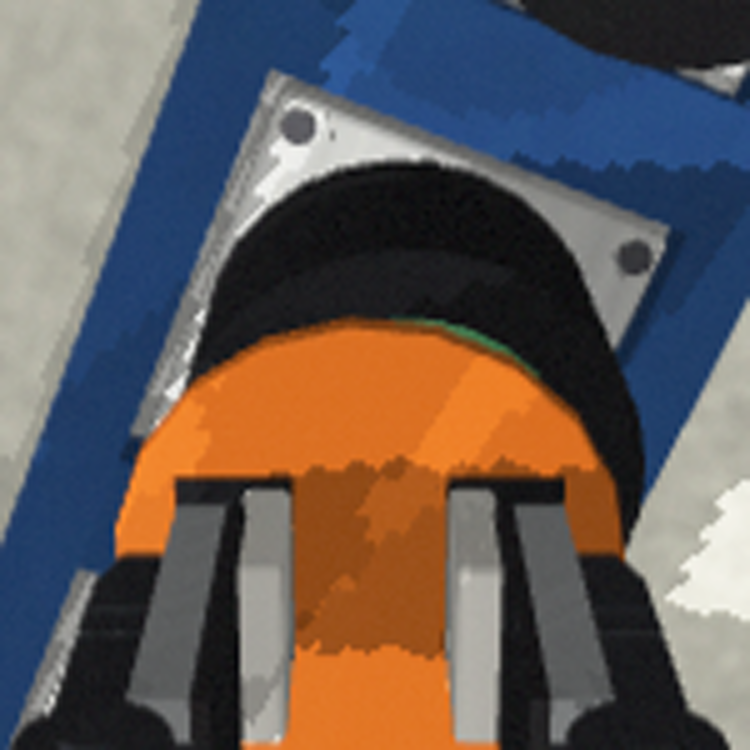

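```bash
cat >> h.py <<'E'
def align(im,K,T,screws,ztcp,zs=.018,zoff=.0067):
    P=cast(screws,K,T,zs)[:,:2]*1000; d=P[1]-P[0]; L=np.linalg.norm(d); d/=L; u=P.mean(0)+26*np.array([d[1],-d[0]])
    print('unit',np.round(u,1),'L',round(L,1))
    cap(im,K,T,(284,260),z=ztcp-zoff)
E
python3 - <<'E'
from h import *
p=imaging.camera_params('wrist');K=p['camera_matrix'];T=tcp()@p['hand_eye']
im=cv2.imread('pics/w25.png')[:,:,::-1].copy()
align(im,K,T,[(268.4,180.2),(335.6,206.6)],.0883)
E
```

```text
unit [617.1 -40.8] L 52.1
cap [612.5 -42.3] r 27.3 1.02 n 121 tab yaw 23.5 sep 39.2 [[310.0, 273.0], [256.0, 273.0]]
```

Request:
apply_moves(travel=[[4.4,0.7,0],[4.4,0.7,2],[4.4,0.7,5],[4.4,0.7,8],[4.4,0.7,11]], dr=[[0,0,0],[0,0,0],[0,0,0],[0,0,0],[0,0,0]], grip=[0.25,0.25,0.25,0.25,0.25])

```text
time: 28.2
position: [0.6186, -0.0401, 0.0778]
ee_rot: [-0.0, 0.979, 0.204, -0.0]
contact_force: [-0.8, 0.7, -0.2]
width: 0.0254
```

```bash
python3 -c "
from h import *
st()"
```

```text
t 28.2 p [618.6 -40.1  77.8] yaw 23.55 w 25.4 F [-0.8  0.7 -0.2] q [-0.06  0.25  0.06  1.39 -0.    1.09]
```

No force at 3–4 mm into the bore, so I continue to the seat.

Request:
apply_moves(travel=[[-0.8,-0.3,2],[-0.8,-0.3,4],[-0.8,-0.3,5],[-0.8,-0.3,6.2],[-0.8,-0.3,7]], dr=[[0,0,0],[0,0,0],[0,0,0],[0,0,0],[0,0,0]], grip=[0.25,0.25,0.25,0.25,0.25])

```text
time: 28.7
position: [0.6179, -0.0402, 0.0716]
ee_rot: [0.0, 0.979, 0.204, 0.0]
contact_force: [-2.5, -0.2, 6.7]
width: 0.0252
```

```bash
python3 -c "
from h import *
st();im,K,T=shot('wrist','w26.png');crop(im,284,240,70,'c26.png',5)"
```

```text
t 28.7 p [617.9 -40.2  71.6] yaw 23.55 w 25.2 F [-2.5 -0.2  6.7] q [-0.06  0.25  0.05  1.37 -0.    1.09]
```

View pics/c26.png

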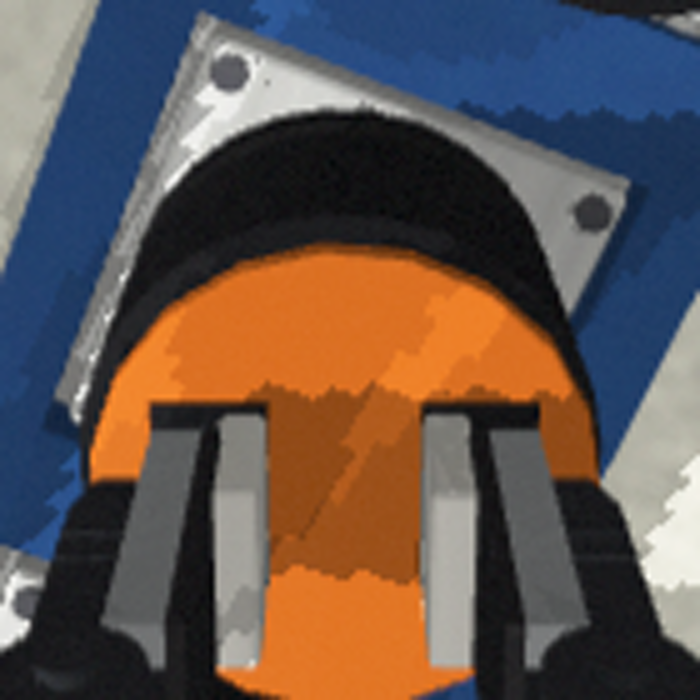

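Request:
apply_moves(travel=[[0,0,0],[0,0,0],[0,0,0],[0,0,0],[0,0,-10]], dr=[[0,0,0],[0,0,0],[0,0,0],[0,0,0],[0,0,0]], grip=[0.6,0.6,0.6,0.6,0.6])

```text
time: 29.25
position: [0.6171, -0.0401, 0.0801]
ee_rot: [-0.0, 0.979, 0.204, -0.001]
contact_force: [-0.5, 0.0, -0.3]
width: 0.0515
```

Request:
apply_moves(travel=[[0,0,-40],[0,0,-80],[0,0,-100],[0,0,-100],[0,0,-100]], dr=[[0,0,0],[0,0,0],[0,0,0],[0,0,0],[0,0,0]], grip=[0.7,0.7,0.7,0.7,0.7])

```text
time: 29.75
position: [0.618, -0.0402, 0.1816]
ee_rot: [0.0, 0.979, 0.204, 0.0]
contact_force: [-0.4, 0.3, -0.7]
width: 0.0596
```

```bash
python3 -c "
from h import *
st();im,K,T=shot('wrist','w27.png');cap(im,K,T,(284,200),z=.065);cap(im,K,T,(100,20))
print(barrel(im,K,T,(335,110),z=.061))
goto(.44,.05,.135,0)"
```

```text
t 29.75 p [618.  -40.2 181.6] yaw 23.55 w 59.6 F [-0.4  0.3 -0.7] q [-0.06  0.24  0.26  1.58  0.    1.09]
cap [616.7 -40.1] r 27.5 0.55 n 112 tab yaw 23.5 sep 33.8 [[266.0, 208.0], [300.0, 208.0]]
cap [451.1  42.2] r 28.0 1.82 n 92 tab yaw 0.9 sep 25.3 [[155.0, 29.0], [125.0, 16.0]]
(array([0.61229688, 0.04387327]), np.float64(28.66285993662248), np.float64(0.5876567252736491))
travel [-126.8 -153.6   45.7] dr [-1.000e-02  4.000e-02  2.355e+01] |d| 204.3
```

View pics/w27.png

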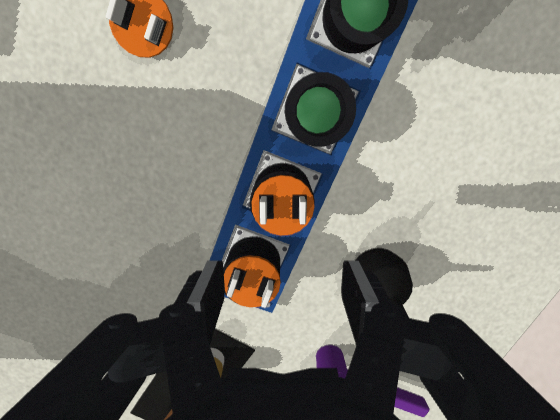

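Request:
apply_moves(travel=[[-29,-34,0],[-58,-68,0],[-87,-103,10],[-116,-137,30],[-126,-149,46]], dr=[[0,0,8],[0,0,16],[0,0,23],[0,0,23],[0,0,23]], grip=[0.7,0.7,0.7,0.7,0.7])

```text
time: 30.3
position: [0.4392, 0.047, 0.1332]
ee_rot: [-0.0, 1.0, 0.005, -0.001]
contact_force: [1.1, 0.2, 0.2]
width: 0.0597
```

Request:
apply_moves(travel=[[0,0,0],[0,0,0]], dr=[[0,0,0],[0,0,0]], grip=[0.7,0.7])

```text
time: 30.5
position: [0.4428, 0.046, 0.1349]
ee_rot: [0.0, 1.0, 0.005, -0.0]
contact_force: [0.9, -1.4, -0.3]
width: 0.0595
```

```bash
python3 -c "
from h import *
st()
im,K,T=shot('wrist','w28.png')
cap(im,K,T,(284,200));crop(im,286,208,36,'c28.png',8)"
```

```text
t 30.5 p [442.8  46.  134.9] yaw 0.58 w 59.5 F [ 0.9 -1.4 -0.3] q [ 0.1  -0.18 -0.27  1.48 -0.    1.66]
cap [441.   51.2] r 27.4 0.68 n 113 tab yaw -2.6 sep 27.7 [[265.0, 200.0], [299.0, 202.0]]
```

View pics/c28.png

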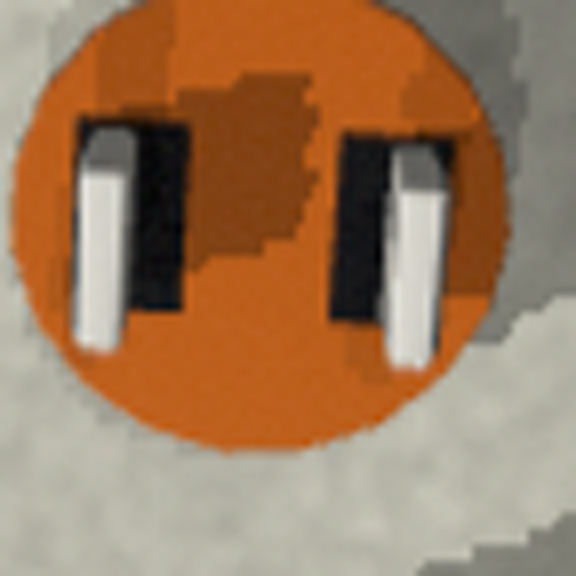

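Request:
apply_moves(travel=[[-0.7,-5.2,40],[-0.7,-5.2,80],[-0.7,-5.2,105],[-0.7,-5.2,115],[-0.7,-5.2,117.5]], dr=[[0,0,3.2],[0,0,3.2],[0,0,3.2],[0,0,3.2],[0,0,3.2]], grip=[0.7,0.7,0.7,0.7,0.7])

```text
time: 31.05
position: [0.4424, 0.0509, 0.0172]
ee_rot: [0.0, 1.0, -0.023, -0.001]
contact_force: [-0.9, 0.3, -1.0]
width: 0.0596
```

Request:
apply_moves(travel=[[0,0,0],[0,0,0],[0,0,0],[0,0,0],[0,0,0]], dr=[[0,0,0],[0,0,0],[0,0,0],[0,0,0],[0,0,0]], grip=[0.25,0.25,0.25,0.25,0.25])

```text
time: 31.55
position: [0.4433, 0.0513, 0.02]
ee_rot: [-0.0, 1.0, -0.023, 0.002]
contact_force: [-1.6, -0.1, 9.1]
width: 0.0254
```

Request:
apply_moves(travel=[[0,0,-20],[0,0,-60],[0,0,-100],[0,0,-100]], dr=[[0,0,0],[0,0,0],[0,0,0],[0,0,0]], grip=[0.25,0.25,0.25,0.25])

```text
time: 31.95
position: [0.445, 0.0516, 0.1242]
ee_rot: [-0.001, 1.0, -0.023, 0.005]
contact_force: [1.0, 0.2, -1.1]
width: 0.0256
```

```bash
python3 -c "
from h import *
st();goto(.614,.0435,.12,np.radians(-2.6));shot('wrist','w29.png')"
```

```text
t 31.95 p [445.   51.6 124.2] yaw -2.65 w 25.6 F [ 1.   0.2 -1.1] q [ 0.12 -0.18 -0.29  1.45  0.    1.73]
travel [169.2   0.3   5.9] dr [-0.09 -0.55 -0.05] |d| 169.3
```

View pics/w29.png

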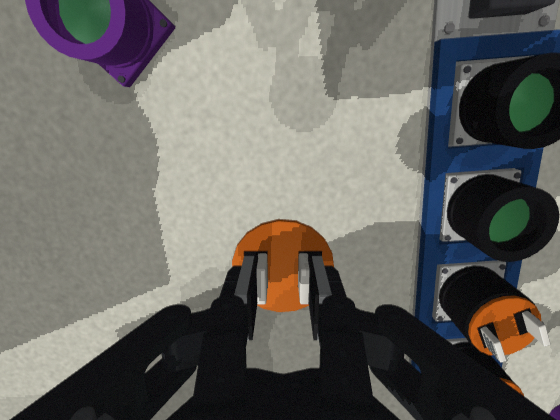

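Request:
apply_moves(travel=[[43,0,0],[86,0,0],[129,0,0],[171,0,0],[171,0,0]], dr=[[0,0,0],[0,0,0],[0,0,0],[0,0,0],[0,0,0]], grip=[0.25,0.25,0.25,0.25,0.25])

```text
time: 32.5
position: [0.6159, 0.043, 0.1138]
ee_rot: [0.0, 1.0, -0.023, -0.002]
contact_force: [-0.9, -0.0, -1.6]
width: 0.0254
```

Request:
apply_moves(travel=[[0,0,10],[0,0,25],[0,0,29],[0,0,29]], dr=[[0,0,0],[0,0,0],[0,0,0],[0,0,0]], grip=[0.25,0.25,0.25,0.25])

```text
time: 32.9
position: [0.6115, 0.0434, 0.0879]
ee_rot: [0.0, 1.0, -0.023, -0.001]
contact_force: [-0.4, -0.4, -0.2]
width: 0.0253
```

```bash
python3 -c "
from h import *
st();im,K,T=shot('wrist','w30.png');crop(im,284,230,75,'c30.png',5)"
```

```text
t 32.9 p [611.5  43.4  87.9] yaw -2.64 w 25.3 F [-0.4 -0.4 -0.2] q [0.07 0.23 0.06 1.4  0.   1.69]
```

View pics/c30.png

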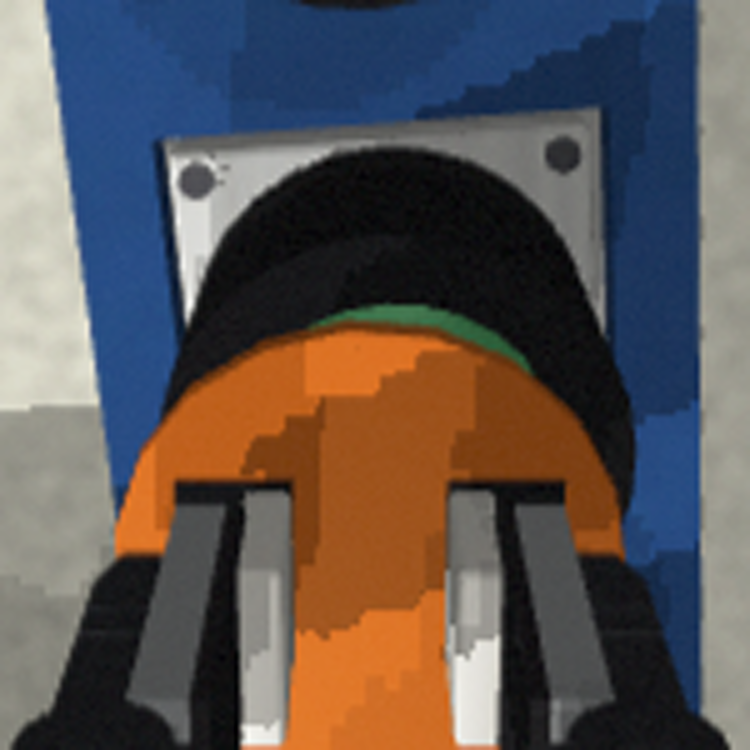

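Screws at crop (197,180), (563,153).

Run:
```python
from h import *
p=imaging.camera_params('wrist');K=p['camera_matrix'];T=tcp()@p['hand_eye']
im=cv2.imread('pics/w30.png')[:,:,::-1].copy()
align(im,K,T,[(209+197/5,155+180/5),(209+563/5,155+153/5)],.0879)
```

```text
unit [614.5  43.9] L 52.0
cap [610.7  41.8] r 27.3 1.02 n 120 tab yaw -2.4 sep 39.2 [[310.0, 273.0], [256.0, 274.0]]
```

Request:
apply_moves(travel=[[3.4,-1.5,0],[3.4,-1.5,2],[3.4,-1.5,5],[3.4,-1.5,8],[3.4,-1.5,10.5]], dr=[[0,0,0],[0,0,0],[0,0,0],[0,0,0],[0,0,0]], grip=[0.25,0.25,0.25,0.25,0.25])

```text
time: 33.45
position: [0.6162, 0.0447, 0.0777]
ee_rot: [0.0, 1.0, -0.023, -0.0]
contact_force: [-0.2, 0.1, -1.3]
width: 0.0254
```

```bash
python3 -c "
from h import *
st()"
```

```text
t 33.45 p [616.2  44.7  77.7] yaw -2.65 w 25.4 F [-0.2  0.1 -1.3] q [0.07 0.24 0.06 1.38 0.   1.69]
```

Request:
apply_moves(travel=[[-0.6,0,2],[-0.6,0,4],[-0.6,0,5],[-0.6,0,6.2],[-0.6,0,7]], dr=[[0,0,0],[0,0,0],[0,0,0],[0,0,0],[0,0,0]], grip=[0.25,0.25,0.25,0.25,0.25])

```text
time: 33.95
position: [0.6158, 0.0447, 0.0711]
ee_rot: [0.0, 1.0, -0.023, 0.0]
contact_force: [-1.3, -0.3, 6.0]
width: 0.0251
```

```bash
python3 -c "
from h import *
st();im,K,T=shot('wrist','w31.png');crop(im,284,240,70,'c31.png',5)"
```

```text
t 33.95 p [615.8  44.7  71.1] yaw -2.65 w 25.1 F [-1.3 -0.3  6. ] q [ 0.07  0.24  0.05  1.37 -0.    1.69]
```

View pics/c31.png

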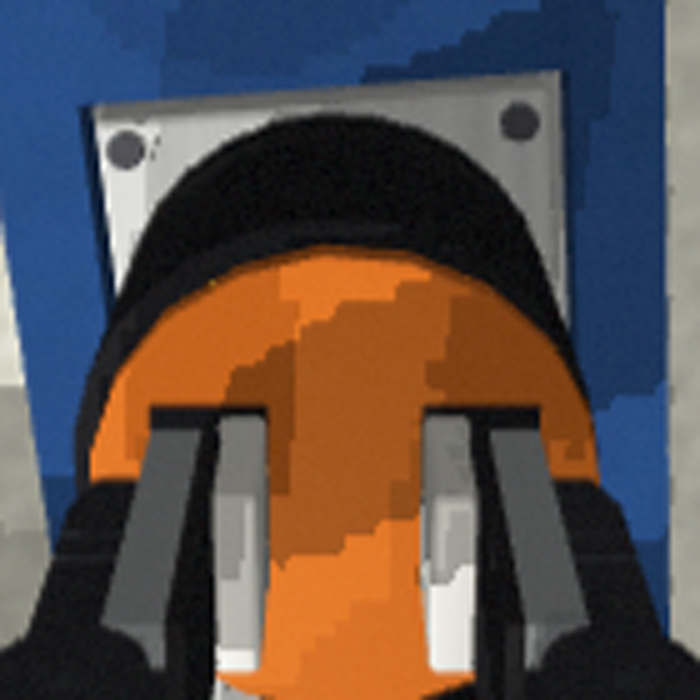

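Request:
apply_moves(travel=[[0,0,0],[0,0,0],[0,0,0],[0,0,0],[0,0,-10]], dr=[[0,0,0],[0,0,0],[0,0,0],[0,0,0],[0,0,0]], grip=[0.6,0.6,0.6,0.6,0.6])

```text
time: 34.5
position: [0.615, 0.0447, 0.0802]
ee_rot: [0.0, 1.0, -0.023, -0.001]
contact_force: [-0.2, -0.1, -0.5]
width: 0.0514
```

Request:
apply_moves(travel=[[0,0,-40],[0,0,-80],[0,0,-100],[0,0,-100],[0,0,-100]], dr=[[0,0,0],[0,0,0],[0,0,0],[0,0,0],[0,0,0]], grip=[0.7,0.7,0.7,0.7,0.7])

```text
time: 35.0
position: [0.616, 0.0448, 0.1816]
ee_rot: [-0.0, 1.0, -0.023, 0.0]
contact_force: [0.6, -0.8, -1.5]
width: 0.0598
```

```bash
python3 -c "
from h import *
st();im,K,T=shot('wrist','w32.png');cap(im,K,T,(284,200),z=.065)
print(barrel(im,K,T,(285,110),z=.061))
im,K,T=shot('top','top1.png');
for p in [(201,246)]:
  cap(im,K,T,p)
goto(.443,.252,.135,0)"
```

```text
t 35.0 p [616.   44.8 181.6] yaw -2.65 w 59.8 F [ 0.6 -0.8 -1.5] q [ 0.07  0.24  0.25  1.58 -0.    1.69]
cap [614.5  44.6] r 27.6 0.54 n 114 tab yaw -2.9 sep 34.0 [[265.0, 208.0], [300.0, 208.0]]
(array([0.61342402, 0.12746436]), np.float64(28.785412542816886), np.float64(0.445273109209368))
cap [441.  251.4] r 27.1 1.23 n 40 tab yaw -0.9 sep 27.3 [[201.0, 252.0], [201.0, 241.0]]
travel [-181.6 -199.1   45.3] dr [ 0.01  0.1  -2.65] |d| 273.3
```

View pics/top1.png

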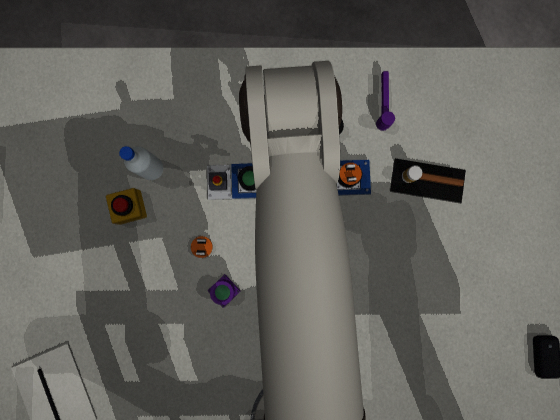

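View pics/w32.png

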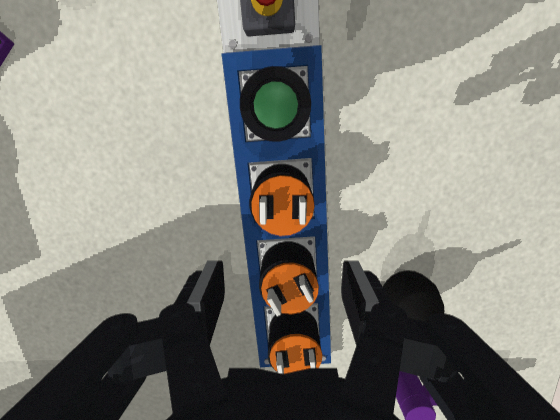

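Request:
apply_moves(travel=[[-30,-33,0],[-61,-66,0],[-91,-99,0],[-122,-133,10],[-152,-166,25]], dr=[[0,0,-2.6],[0,0,-2.6],[0,0,-2.6],[0,0,-2.6],[0,0,-2.6]], grip=[0.7,0.7,0.7,0.7,0.7])

```text
time: 35.6
position: [0.4701, 0.2186, 0.1554]
ee_rot: [0.0, 1.0, -0.001, -0.0]
contact_force: [0.8, 0.5, -0.3]
width: 0.0598
```

Request:
apply_moves(travel=[[-29,-33,20],[-29,-33,20],[-29,-33,20]], dr=[[0,0,0],[0,0,0],[0,0,0]], grip=[0.7,0.7,0.7])

```text
time: 35.9
position: [0.4414, 0.2509, 0.1349]
ee_rot: [0.001, 1.0, 0.001, -0.001]
contact_force: [-0.5, 0.1, 0.9]
width: 0.0601
```

```bash
python3 -c "
from h import *
st()
im,K,T=shot('wrist','w33.png')
cap(im,K,T,(284,200));crop(im,286,208,36,'c33.png',8)"
```

```text
t 35.9 p [441.4 250.9 134.9] yaw 0.08 w 60.1 F [-0.5  0.1  0.9] q [ 0.52 -0.03 -0.13  1.47 -0.    2.09]
cap [440.3 255.2] r 27.4 0.66 n 111 tab yaw -2.6 sep 27.9 [[266.0, 201.0], [300.0, 202.0]]
```

View pics/c33.png

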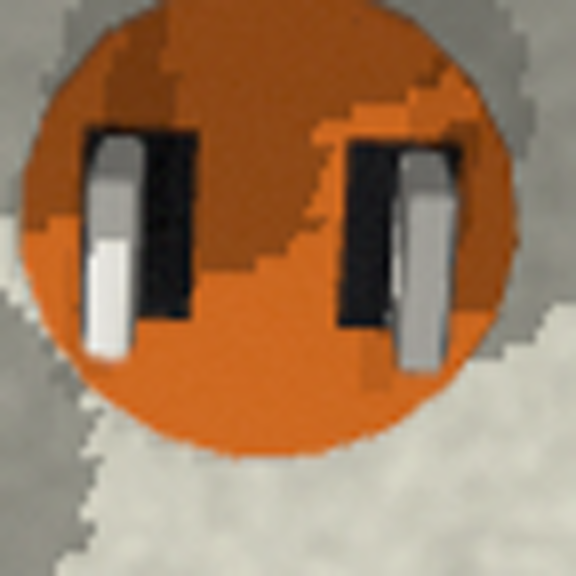

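Request:
apply_moves(travel=[[0,-4.3,40],[0,-4.3,80],[0,-4.3,105],[0,-4.3,115],[0,-4.3,117.5]], dr=[[0,0,2.7],[0,0,2.7],[0,0,2.7],[0,0,2.7],[0,0,2.7]], grip=[0.7,0.7,0.7,0.7,0.7])

```text
time: 36.45
position: [0.4429, 0.254, 0.0181]
ee_rot: [0.0, 1.0, -0.025, -0.001]
contact_force: [0.5, -0.2, 0.1]
width: 0.0599
```

Request:
apply_moves(travel=[[0,0,0],[0,0,0],[0,0,0],[0,0,0],[0,0,0]], dr=[[0,0,0],[0,0,0],[0,0,0],[0,0,0],[0,0,0]], grip=[0.25,0.25,0.25,0.25,0.25])

```text
time: 36.95
position: [0.4437, 0.2553, 0.0211]
ee_rot: [-0.001, 1.0, -0.024, 0.001]
contact_force: [-2.6, -2.3, 8.5]
width: 0.0254
```

Request:
apply_moves(travel=[[0,0,-20],[0,0,-60],[0,0,-100],[0,0,-100]], dr=[[0,0,0],[0,0,0],[0,0,0],[0,0,0]], grip=[0.25,0.25,0.25,0.25])

```text
time: 37.35
position: [0.4452, 0.2564, 0.1257]
ee_rot: [-0.003, 1.0, -0.024, 0.004]
contact_force: [0.5, 0.2, -0.7]
width: 0.0255
```

```bash
python3 -c "
from h import *
st();goto(.6135,.1285,.12,np.radians(-2.6));shot('wrist','w34.png')"
```

```text
t 37.35 p [445.2 256.4 125.7] yaw -2.75 w 25.5 F [ 0.5  0.2 -0.7] q [ 0.52 -0.02 -0.14  1.44 -0.    2.14]
travel [174.2 119.7   6.5] dr [-0.31 -0.49 -0.14] |d| 211.5
```

View pics/w34.png

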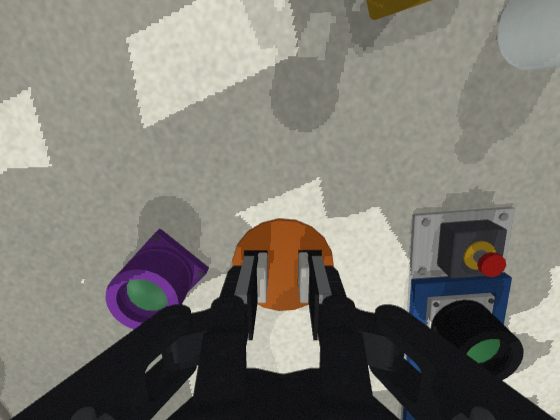

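Request:
apply_moves(travel=[[36,25,0],[72,49,0],[108,74,0],[144,98,0],[176,121,0]], dr=[[0,0,0],[0,0,0],[0,0,0],[0,0,0],[0,0,0]], grip=[0.25,0.25,0.25,0.25,0.25])

```text
time: 37.9
position: [0.6139, 0.1242, 0.1179]
ee_rot: [0.0, 1.0, -0.024, -0.0]
contact_force: [-0.4, 0.4, -0.6]
width: 0.0254
```

Request:
apply_moves(travel=[[0,0,10],[0,0,25],[0,0,29],[0,0,29]], dr=[[0,0,0],[0,0,0],[0,0,0],[0,0,0]], grip=[0.25,0.25,0.25,0.25])

```text
time: 38.3
position: [0.6111, 0.1262, 0.0883]
ee_rot: [0.0, 1.0, -0.023, -0.001]
contact_force: [-0.0, 0.7, -0.3]
width: 0.0251
```

```bash
python3 -c "
from h import *
st();im,K,T=shot('wrist','w35.png');crop(im,284,230,75,'c35.png',5)"
```

```text
t 38.3 p [611.1 126.2  88.3] yaw -2.68 w 25.1 F [-0.   0.7 -0.3] q [0.2  0.26 0.1  1.41 0.   1.82]
```

View pics/c35.png

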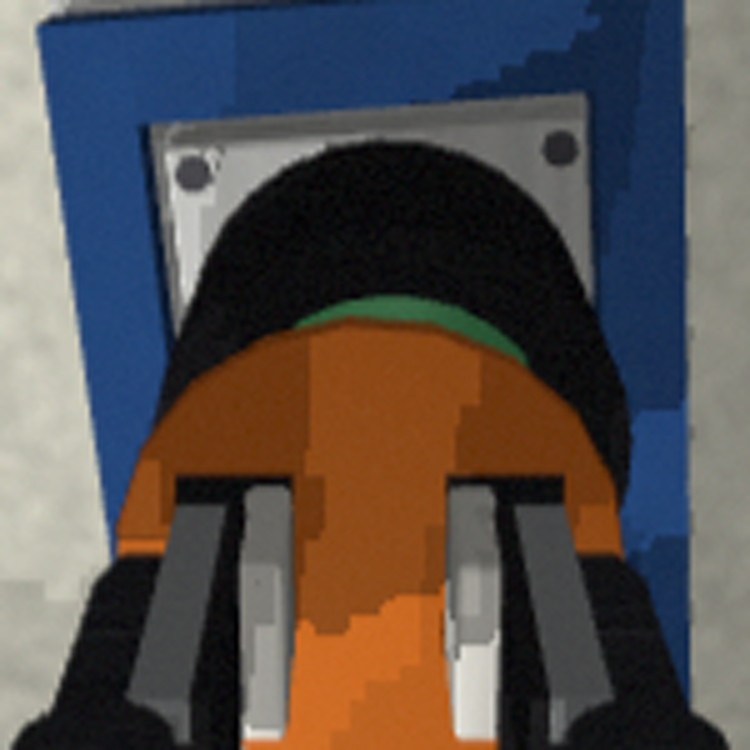

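Screws at crop (193,172), (560,148).

Run:
```python
from h import *
p=imaging.camera_params('wrist');K=p['camera_matrix'];T=tcp()@p['hand_eye']
im=cv2.imread('pics/w35.png')[:,:,::-1].copy()
align(im,K,T,[(209+193/5,155+172/5),(209+560/5,155+148/5)],.0883)
```

```text
unit [613.4 127.7] L 52.2
cap [610.6 125.5] r 27.2 1.03 n 122 tab yaw -2.8 sep 38.9 [[309.0, 272.0], [256.0, 272.0]]
```

Request:
apply_moves(travel=[[2.5,-2.3,0],[2.5,-2.3,2],[2.5,-2.3,5],[2.5,-2.3,8],[2.5,-2.3,10.5]], dr=[[0,0,0],[0,0,0],[0,0,0],[0,0,0],[0,0,0]], grip=[0.25,0.25,0.25,0.25,0.25])

```text
time: 38.85
position: [0.6151, 0.1278, 0.0788]
ee_rot: [0.0, 1.0, -0.024, -0.0]
contact_force: [-0.3, 0.7, -0.1]
width: 0.0254
```

```bash
python3 -c "
from h import *
st()"
```

```text
t 38.85 p [615.1 127.8  78.8] yaw -2.75 w 25.4 F [-0.3  0.7 -0.1] q [0.2  0.27 0.09 1.39 0.   1.82]
```

Request:
apply_moves(travel=[[-0.8,-0.5,2],[-0.8,-0.5,4],[-0.8,-0.5,5.5],[-0.8,-0.5,7],[-0.8,-0.5,8]], dr=[[0,0,0],[0,0,0],[0,0,0],[0,0,0],[0,0,0]], grip=[0.25,0.25,0.25,0.25,0.25])

```text
time: 39.35
position: [0.6145, 0.1283, 0.0722]
ee_rot: [-0.0, 1.0, -0.024, 0.0]
contact_force: [-5.4, -2.1, 11.5]
width: 0.0257
```

```bash
python3 -c "
from h import *
st();im,K,T=shot('wrist','w36.png');crop(im,284,240,70,'c36.png',5)"
```

```text
t 39.35 p [614.5 128.3  72.2] yaw -2.75 w 25.7 F [-5.4 -2.1 11.5] q [ 0.21  0.27  0.08  1.38 -0.    1.82]
```

View pics/c36.png

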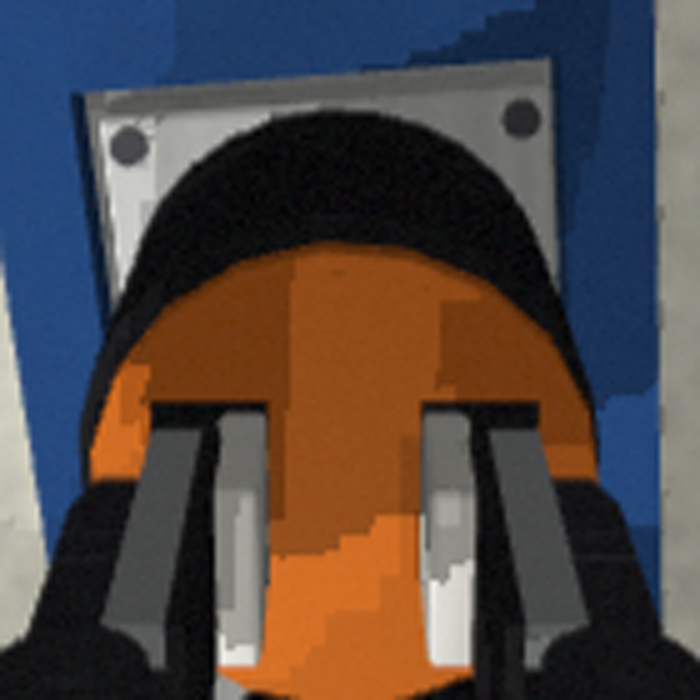

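Seated. Release, lift, inspect.

Request:
apply_moves(travel=[[0,0,0],[0,0,0],[0,0,0],[0,0,0],[0,0,-10]], dr=[[0,0,0],[0,0,0],[0,0,0],[0,0,0],[0,0,0]], grip=[0.6,0.6,0.6,0.6,0.6])

```text
time: 39.9
position: [0.6137, 0.1282, 0.08]
ee_rot: [0.0, 1.0, -0.024, -0.001]
contact_force: [-0.3, 0.2, 0.8]
width: 0.0514
```

Request:
apply_moves(travel=[[0,0,-40],[0,0,-80],[0,0,-100],[0,0,-100],[0,0,-100]], dr=[[0,0,0],[0,0,0],[0,0,0],[0,0,0],[0,0,0]], grip=[0.7,0.7,0.7,0.7,0.7])

```text
time: 40.4
position: [0.6146, 0.1284, 0.1816]
ee_rot: [-0.0, 1.0, -0.024, 0.0]
contact_force: [0.5, -0.3, -1.1]
width: 0.06
```

```bash
python3 -c "
from h import *
st();im,K,T=shot('wrist','w37.png');cap(im,K,T,(284,200),z=.065)
im,K,T=shot('scene','s1.png');cv2.imwrite('pics/s1c.png',cv2.resize(im[130:400,60:420],None,fx=2.2,fy=2.2,interpolation=cv2.INTER_CUBIC)[:,:,::-1])"
```

```text
t 40.4 p [614.6 128.4 181.6] yaw -2.75 w 60.0 F [ 0.5 -0.3 -1.1] q [ 0.21  0.26  0.28  1.59 -0.    1.82]
cap [613.2 128.1] r 27.6 0.55 n 114 tab yaw -2.8 sep 33.9 [[299.0, 208.0], [265.0, 208.0]]
```

View pics/w37.png

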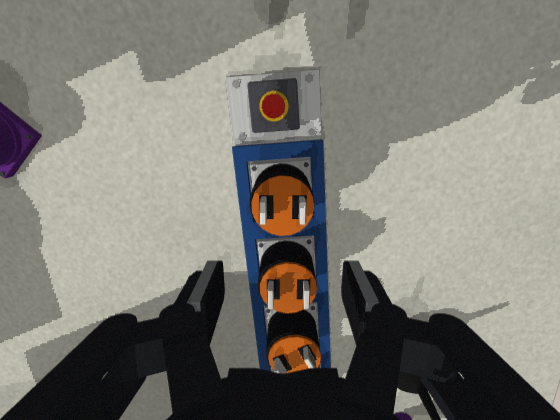

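View pics/s1c.png

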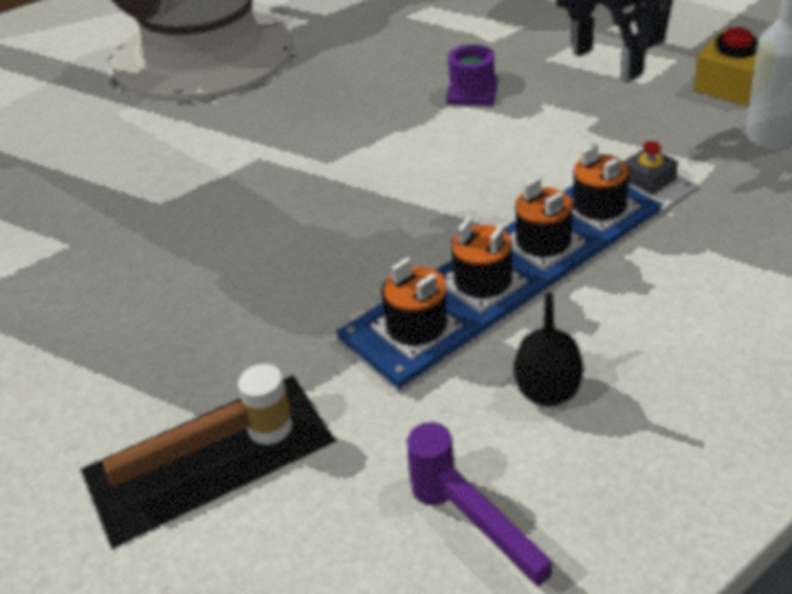

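```bash
python3 -c "
from h import *
p=imaging.camera_params('wrist');K=p['camera_matrix'];T=tcp()@p['hand_eye']
print('pin',cast([(273.5,106)],K,T,.052))
p=imaging.camera_params('top');K=p['camera_matrix'];T=p['T']
print(cast([(217,181)],K,T,.052))
im=cv2.imread('pics/top1.png')[:,:,::-1].copy();H=hsv(im)
m=(H[...,0]>5)&(H[...,0]<18)&(H[...,1]>90)&(H[...,2]>50);m[:,:424]=0
c=max(blobs(m,20),key=cv2.contourArea);r=cv2.minAreaRect((cast(c[:,0],K,T,.043)[:,:2]*1000).astype(np.float32));print('handle',r)
m=(H[...,1]<40)&(H[...,2]>150);m[:,:400]=0;m[:160]=0;m[190:]=0;m[:,430:]=0
for c in blobs(m,20):
  M=cv2.moments(c);u=(M['m10']/M['m00'],M['m01']/M['m00']);print('head',u,cv2.contourArea(c),cast(u,K,T,.063))
m=(H[...,2]<45);m[:,:380]=0;m[:150]=0;m[210:]=0;
c=max(blobs(m,20),key=cv2.contourArea);r=cv2.minAreaRect((cast(c[:,0],K,T,.003)[:,:2]*1000).astype(np.float32));print('mat',r,cv2.boxPoints(r))
crop(im,430,180,45,'c37.png',8)
"
```

```text
pin [[0.60889983 0.21049143 0.052     ]]
[[0.6043785  0.20846157 0.052     ]]
handle ((606.3825073242188, -365.12640380859375), (101.28458404541016, 15.270181655883789), 80.14279174804688)
head (415.14912280701753, 172.52631578947367) 114.0 [[ 0.62159866 -0.2872006   0.063     ]]
mat ((610.0021362304688, -338.6883239746094), (189.72694396972656, 90.03974151611328), 80.1373519897461) [[ 549.39874 -424.43854]
 [ 638.10785 -439.86115]
 [ 670.6055  -252.93811]
 [ 581.8964  -237.5155 ]]
```

View pics/c37.png

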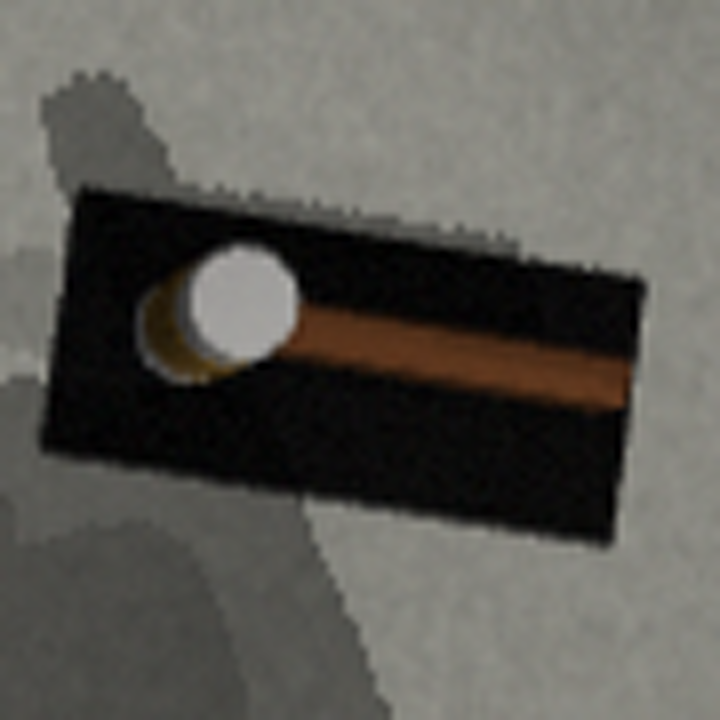

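Request:
apply_moves(travel=[[2,42,0],[4,83,0],[6,125,0],[8,166,0],[10,208,0]], dr=[[0,0,-8.5],[0,0,-17],[0,0,-25.5],[0,0,-34],[0,0,-42.5]], grip=[0.7,0.7,0.7,0.7,0.7])

```text
time: 41.0
position: [0.6137, -0.0814, 0.1797]
ee_rot: [-0.0, 0.939, 0.343, -0.001]
contact_force: [0.5, -0.2, 0.2]
width: 0.0599
```

```bash
python3 -c "
from h import *
st();goto(.612,-.325,.17,np.radians(80))"
```

```text
t 41.0 p [613.7 -81.4 179.7] yaw 40.11 w 59.9 F [ 0.5 -0.2  0.2] q [-0.13  0.24  0.25  1.58  0.    0.74]
travel [-158.2  185.2    9.7] dr [ -0.11   0.05 -39.89] |d| 243.8
```

Request:
apply_moves(travel=[[-31,37,2],[-63,74,4],[-95,111,6],[-127,148,8],[-158,185,10]], dr=[[0,0,-8.5],[0,0,-17],[0,0,-25.5],[0,0,-34],[0,0,-42.5]], grip=[0.7,0.7,0.7,0.7,0.7])

```text
time: 41.5
position: [0.6104, -0.325, 0.1696]
ee_rot: [-0.001, 0.753, 0.658, -0.0]
contact_force: [0.6, 0.6, 0.1]
width: 0.0596
```

Request:
apply_moves(travel=[[0,0,0],[0,0,0],[0,0,0],[0,0,0],[0,0,0]], dr=[[0,0,-8.5],[0,0,-17],[0,0,-25.5],[0,0,-34],[0,0,-42.5]], grip=[0.7,0.7,0.7,0.7,0.7])

```text
time: 42.0
position: [0.6107, -0.323, 0.1695]
ee_rot: [-0.001, 0.463, 0.886, 0.0]
contact_force: [0.1, 0.6, 0.2]
width: 0.0595
```

Request:
apply_moves(travel=[[0,0,0],[0,0,0],[0,0,0],[0,0,0],[0,0,0]], dr=[[0,0,-8.5],[0,0,-17],[0,0,-25.5],[0,0,-34],[0,0,-42.5]], grip=[0.7,0.7,0.7,0.7,0.7])

```text
time: 42.5
position: [0.6108, -0.3229, 0.1694]
ee_rot: [-0.001, 0.11, 0.994, 0.0]
contact_force: [-0.5, -0.1, 0.4]
width: 0.0598
```

```bash
python3 -c "
from h import *
st();goto(.612,-.325,.17,np.radians(170));im,K,T=shot('wrist','w38.png')"
```

```text
t 42.5 p [ 610.8 -322.9  169.4] yaw 167.34 w 59.8 F [-0.5 -0.1  0.4] q [-0.49  0.43  0.47  1.61 -0.   -1.84]
travel [-1.7 -1.8 -0.6] dr [ 0.04 -0.14 -2.66] |d| 2.5
```

View pics/w38.png

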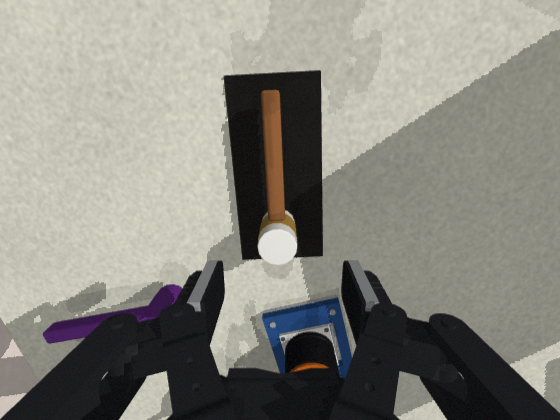

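```bash
python3 -c "
from h import *
p=imaging.camera_params('wrist');K=p['camera_matrix'];T=tcp()@p['hand_eye']
im=cv2.imread('pics/w38.png')[:,:,::-1].copy();H=hsv(im)
m=(H[...,0]>3)&(H[...,0]<18)&(H[...,1]>90)&(H[...,2]>50);m[:80]=0;m[205:]=0;m[:,:225]=0;m[:,325:]=0
c=max(blobs(m,20),key=cv2.contourArea);r=cv2.minAreaRect((cast(c[:,0],K,T,.043)[:,:2]*1000).astype(np.float32));print('handle',r)
m=(H[...,1]<40)&(H[...,2]>120);m[:215]=0;m[270:]=0;m[:,:250]=0;m[:,303:]=0
for c in blobs(m,200):
  (u,v),rr=cv2.minEnclosingCircle(c);print('head',u,v,rr,cast((u,v),K,T,.063), cv2.boundingRect(c))
crop(im,278,230,45,'c38.png',8)
"
```

```text
handle ((607.6300048828125, -369.3133850097656), (97.86222839355469, 15.921706199645996), 80.33282470703125)
head 276.0 253.17391967773438 30.437984466552734 [[ 0.62380169 -0.28269526  0.063     ]] (250, 223, 53, 47)
```

View pics/c38.png

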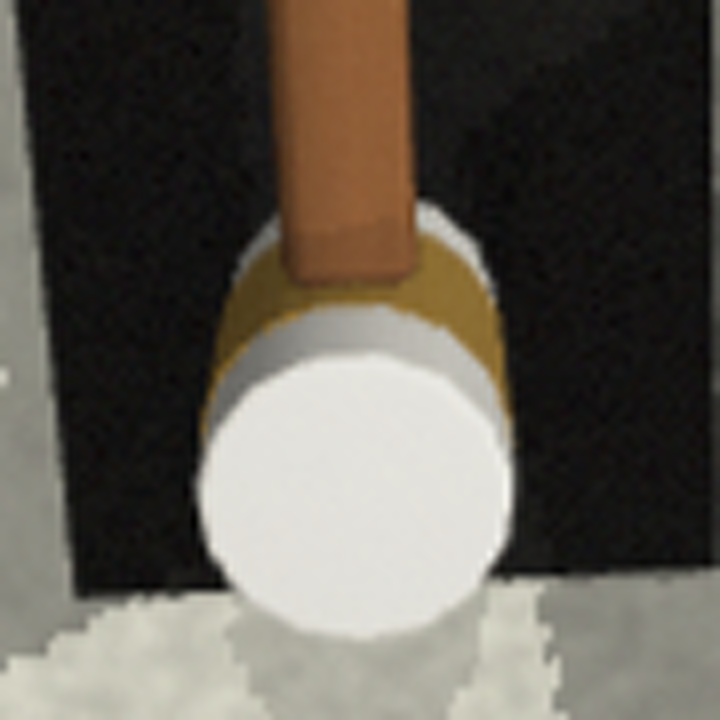

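Request:
apply_moves(travel=[[-3.6,-0.8,40],[-3.6,-0.8,80],[-3.6,-0.8,120],[-3.6,-0.8,143],[-3.6,-0.8,152]], dr=[[0,0,-3],[0,0,-3],[0,0,-3],[0,0,-3],[0,0,-3]], grip=[0.7,0.7,0.7,0.7,0.7])

```text
time: 43.05
position: [0.6125, -0.3236, 0.0146]
ee_rot: [-0.003, 0.089, 0.996, 0.001]
contact_force: [0.1, 0.6, 0.7]
width: 0.0599
```

Request:
apply_moves(travel=[[0,0,0],[0,0,0]], dr=[[0,0,0],[0,0,0]], grip=[0.7,0.7])

```text
time: 43.25
position: [0.6151, -0.3251, 0.0204]
ee_rot: [0.001, 0.088, 0.996, -0.0]
contact_force: [-0.3, -0.0, -0.1]
width: 0.0595
```

```bash
python3 -c "
from h import *
st();im,K,T=shot('wrist','w39.png')"
```

```text
t 43.25 p [ 615.1 -325.1   20.4] yaw 169.94 w 59.5 F [-0.3 -0.  -0.1] q [-0.49  0.45  0.21  1.33 -0.   -1.88]
```

View pics/w39.png

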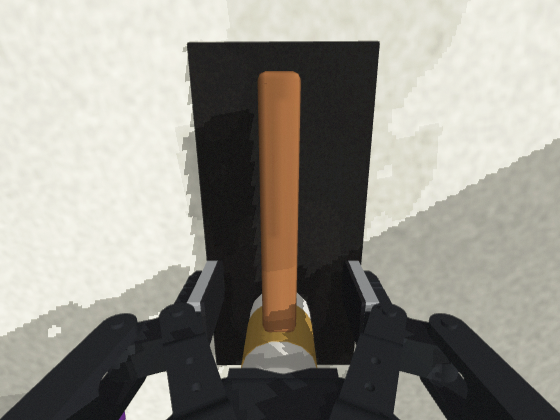

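Request:
apply_moves(travel=[[0,0,4],[0,0,4],[0,0,4],[0,0,4],[0,0,4]], dr=[[0,0,0],[0,0,0],[0,0,0],[0,0,0],[0,0,0]], grip=[0.7,0.1,0.1,0.1,0.1], grip_force=120)

```text
time: 43.8
position: [0.6149, -0.3249, 0.0158]
ee_rot: [0.0, 0.087, 0.996, -0.0]
contact_force: [0.2, -1.0, 2.2]
width: 0.0141
```

Request:
apply_moves(travel=[[0,0,0],[0,0,0],[0,0,-3]], dr=[[0,0,0],[0,0,0],[0,0,0]], grip=[0.1,0.1,0.1])

```text
time: 44.1
position: [0.6142, -0.3245, 0.0174]
ee_rot: [-0.001, 0.087, 0.996, 0.0]
contact_force: [-1.1, 0.5, -4.0]
width: 0.014
```

```bash
python3 -c "
from h import *
st();im,K,T=shot('wrist','w40.png')"
```

```text
t 44.1 p [ 614.2 -324.5   17.4] yaw 169.99 w 14.0 F [-1.1  0.5 -4. ] q [-0.49  0.45  0.21  1.33 -0.   -1.88]
```

View pics/w40.png

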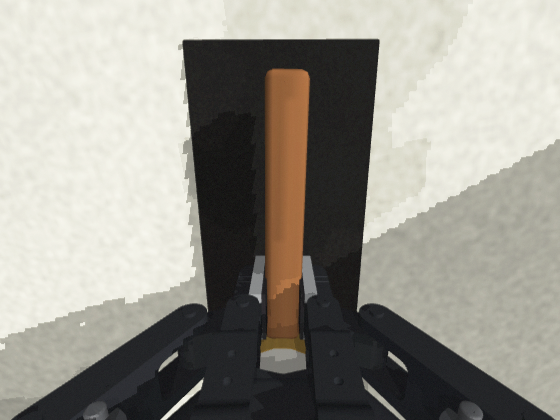

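Request:
apply_moves(travel=[[0,0,-20],[0,0,-50],[0,0,-90],[0,0,-130],[0,0,-160]], dr=[[0,0,0],[0,0,0],[0,0,0],[0,0,0],[0,0,0]], grip=[0.1,0.1,0.1,0.1,0.1])

```text
time: 44.65
position: [0.6145, -0.3247, 0.1802]
ee_rot: [0.0, 0.087, 0.996, -0.0]
contact_force: [0.6, -0.9, -3.4]
width: 0.0141
```

```bash
python3 -c "
from h import *
st();im,K,T=shot('wrist','w41.png');im,K,T=shot('scene','s2.png');goto(.57,-.12,.175,np.radians(130))"
```

```text
t 44.65 p [ 614.5 -324.7  180.2] yaw 170.0 w 14.1 F [ 0.6 -0.9 -3.4] q [-0.49  0.44  0.51  1.63 -0.   -1.88]
travel [ 80.8 194.3   7. ] dr [1.000e-02 3.700e-01 3.999e+01] |d| 210.6
```

View pics/s2.png

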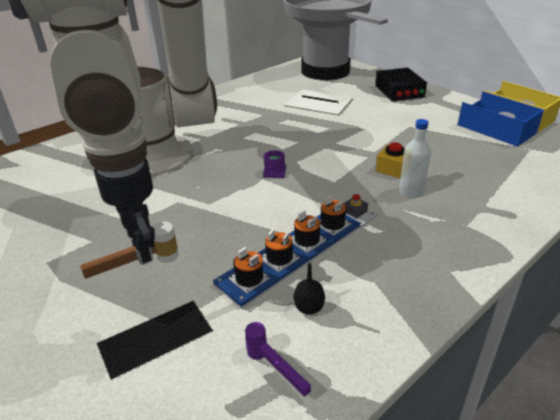

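Mallet held level. Transit at height.

Request:
apply_moves(travel=[[16,39,0],[32,78,0],[48,117,0],[65,155,0],[81,194,0]], dr=[[0,0,8],[0,0,16],[0,0,24],[0,0,32],[0,0,40]], grip=[0.1,0.1,0.1,0.1,0.1])

```text
time: 45.25
position: [0.5671, -0.1181, 0.1757]
ee_rot: [-0.002, 0.425, 0.905, -0.0]
contact_force: [0.1, 0.9, -3.6]
width: 0.014
```

```bash
python3 -c "
from h import *
st();goto(.57,.06,.175,np.radians(90))"
```

```text
t 45.25 p [ 567.1 -118.1  175.7] yaw 129.65 w 14.0 F [ 0.1  0.9 -3.6] q [-0.21  0.15  0.13  1.56 -0.   -0.9 ]
travel [135.2 115.9   0.8] dr [-0.16 -0.09 39.65] |d| 178.1
```

Request:
apply_moves(travel=[[27,23,0],[54,46,0],[81,70,0],[108,93,0],[135,116,0]], dr=[[0,0,8],[0,0,16],[0,0,24],[0,0,32],[0,0,39.6]], grip=[0.1,0.1,0.1,0.1,0.1])

```text
time: 45.75
position: [0.5696, 0.0597, 0.1758]
ee_rot: [-0.001, 0.707, 0.708, -0.001]
contact_force: [1.0, 1.1, -3.2]
width: 0.0139
```

```bash
python3 -c "
from h import *
st();goto(.5725,.2103,.13,np.radians(90))"
```

```text
t 45.75 p [569.6  59.7 175.8] yaw 90.06 w 13.9 F [ 1.   1.1 -3.2] q [0.1  0.13 0.12 1.56 0.   0.1 ]
travel [150.6   3.2  45.7] dr [-0.18  0.02  0.06] |d| 157.4
```

Request:
apply_moves(travel=[[40,1,0],[80,2,0],[120,3,5],[150.5,3,20],[150.5,3,45]], dr=[[0,0,0],[0,0,0],[0,0,0],[0,0,0],[0,0,0]], grip=[0.1,0.1,0.1,0.1,0.1])

```text
time: 46.25
position: [0.5721, 0.2125, 0.1314]
ee_rot: [-0.001, 0.703, 0.711, 0.0]
contact_force: [-0.1, -0.1, -4.3]
width: 0.014
```

Request:
apply_moves(travel=[[0,0,25],[0,0,25],[0,0,25]], dr=[[0,0,0],[0,0,0],[0,0,0]], grip=[0.1,0.1,0.1])

```text
time: 46.55
position: [0.5718, 0.2085, 0.107]
ee_rot: [-0.001, 0.705, 0.709, -0.001]
contact_force: [-0.2, -0.1, -2.8]
width: 0.0139
```

```bash
python3 -c "
from h import *
st();im,K,T=shot('scene','s3.png');crop(im,350,200,60,'c42.png',6)
im,K,T=shot('top','top2.png');crop(im,230,190,60,'c43.png',6)
"
```

```text
t 46.55 p [571.8 208.5 107. ] yaw 90.39 w 13.9 F [-0.2 -0.1 -2.8] q [0.35 0.22 0.08 1.44 0.   0.34]
```

View pics/c42.png

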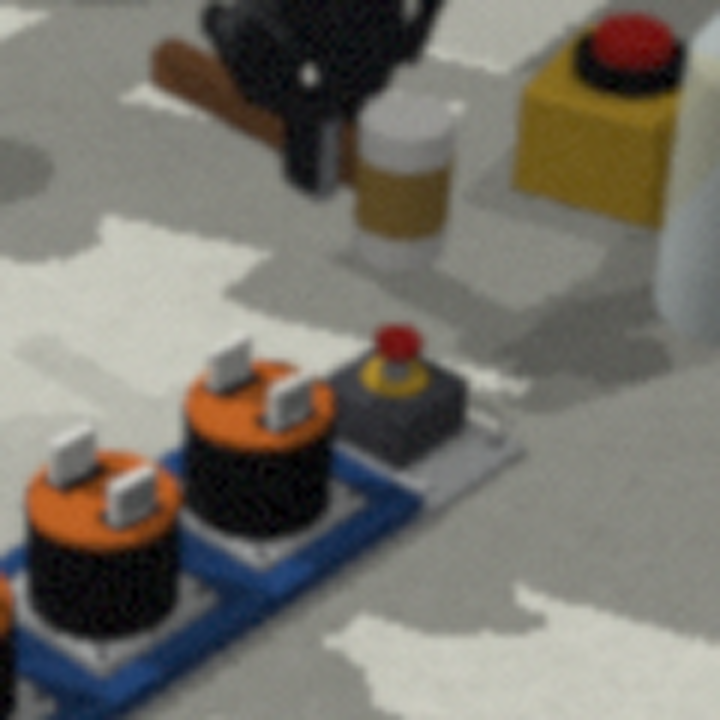

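View pics/c43.png

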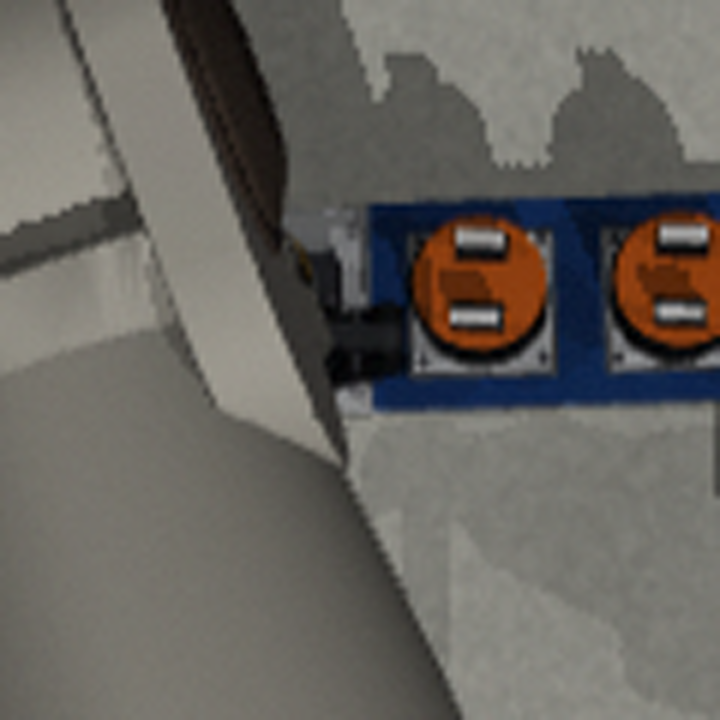

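Request:
apply_moves(travel=[[1.8,0.7,4],[1.8,0.7,19],[1.8,0.7,38],[1.8,0.7,53.5],[1.8,0.7,53.5]], dr=[[0,0,0],[0,0,0],[0,0,0],[0,0,0],[0,0,0]], grip=[0.1,0.1,0.1,0.1,0.1])

```text
time: 47.15
position: [0.5733, 0.2106, 0.0533]
ee_rot: [-0.0, 0.705, 0.71, 0.0]
contact_force: [0.0, 0.9, -2.6]
width: 0.0141
```

```bash
python3 -c "
from h import *
st();im,K,T=shot('scene','s4.png');crop(im,355,200,40,'c44.png',9)
"
```

```text
t 47.15 p [573.3 210.6  53.3] yaw 90.39 w 14.1 F [ 0.   0.9 -2.6] q [ 0.35  0.24 -0.    1.34  0.    0.35]
```

View pics/c44.png

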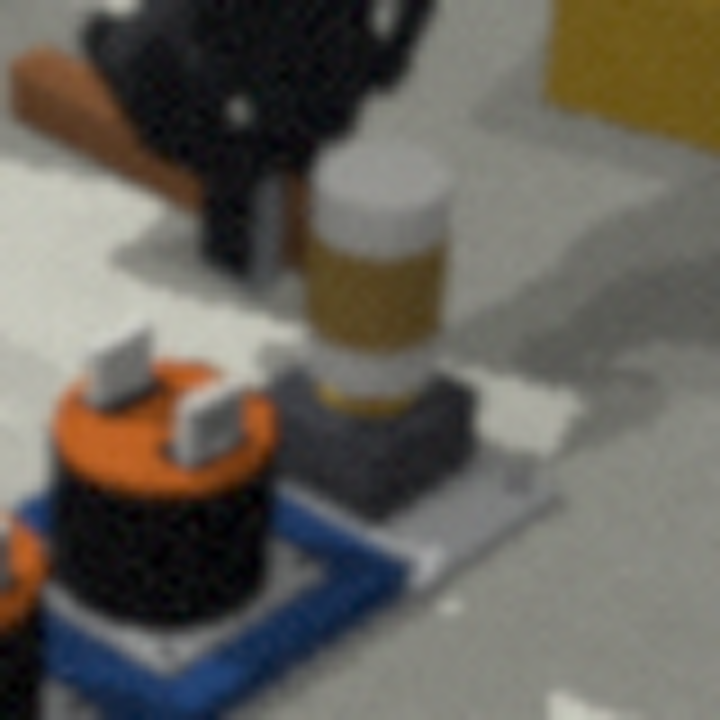

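Request:
apply_moves(travel=[[0,0,2],[0,0,2.5],[0,0,2.5]], dr=[[0,0,0],[0,0,0],[0,0,0]], grip=[0.1,0.1,0.1])

```text
time: 47.5
position: [0.5732, 0.2106, 0.0526]
ee_rot: [0.0, 0.705, 0.71, 0.0]
contact_force: [-4.3, -0.7, 4.3]
width: 0.0138
```

```bash
python3 -c "
from h import *
st()
"
```

```text
t 47.5 p [573.2 210.6  52.6] yaw 90.39 w 13.8 F [-4.3 -0.7  4.3] q [ 0.35  0.24 -0.    1.33  0.    0.35]
```

Request:
apply_moves(travel=[[0,0,2],[0,0,2],[0,0,2]], dr=[[0,0,0],[0,0,0],[0,0,0]], grip=[0.1,0.1,0.1])

```text
time: 47.8
position: [0.5731, 0.2107, 0.0523]
ee_rot: [0.0, 0.705, 0.71, 0.0]
contact_force: [-10.3, -3.7, 16.5]
width: 0.0138
```

```bash
python3 -c "
from h import *
st()
"
```

```text
t 47.8 p [573.1 210.7  52.3] yaw 90.4 w 13.8 F [-10.3  -3.7  16.5] q [ 0.35  0.23 -0.    1.33  0.    0.35]
```

Request:
apply_moves(travel=[[0,0,-8],[0,0,-40],[0,0,-85],[0,0,-125],[0,0,-125]], dr=[[0,0,0],[0,0,0],[0,0,0],[0,0,0],[0,0,0]], grip=[0.1,0.1,0.1,0.1,0.1])

```text
time: 48.3
position: [0.5755, 0.2114, 0.1814]
ee_rot: [0.002, 0.705, 0.71, 0.004]
contact_force: [0.4, -0.1, -3.4]
width: 0.0141
```

```bash
python3 -c "
from h import *
st();im,K,T=shot('scene','s5.png');crop(im,355,205,40,'c45.png',9)
goto(.57,.06,.175,np.radians(90))
# pin heads before/after
for n in('s1','s5'):
  a=cv2.imread(f'pics/{n}.png')[:,:,::-1].copy();H=hsv(a);m=((H[...,0]<6)|(H[...,0]>174))&(H[...,1]>130)&(H[...,2]>60);m[:180]=0;m[235:]=0;m[:,:335]=0;m[:,380:]=0
  print(n,[cv2.boundingRect(c) for c in blobs(m,5)])
p=imaging.camera_params('scene');print(proj([[.611,.210,.052],[.611,.210,.040]],p['camera_matrix'],p['T']))
"
```

```text
t 48.3 p [575.5 211.4 181.4] yaw 90.39 w 14.1 F [ 0.4 -0.1 -3.4] q [ 0.35  0.22  0.23  1.57 -0.    0.35]
travel [-151.1   -5.8    2.7] dr [ 0.28 -0.1   0.39] |d| 151.2
s1 [(353, 195, 7, 5)]
s5 [(352, 198, 8, 6)]
[[356.11040771 195.60597591]
 [355.80153912 199.74434566]]
```

View pics/c45.png

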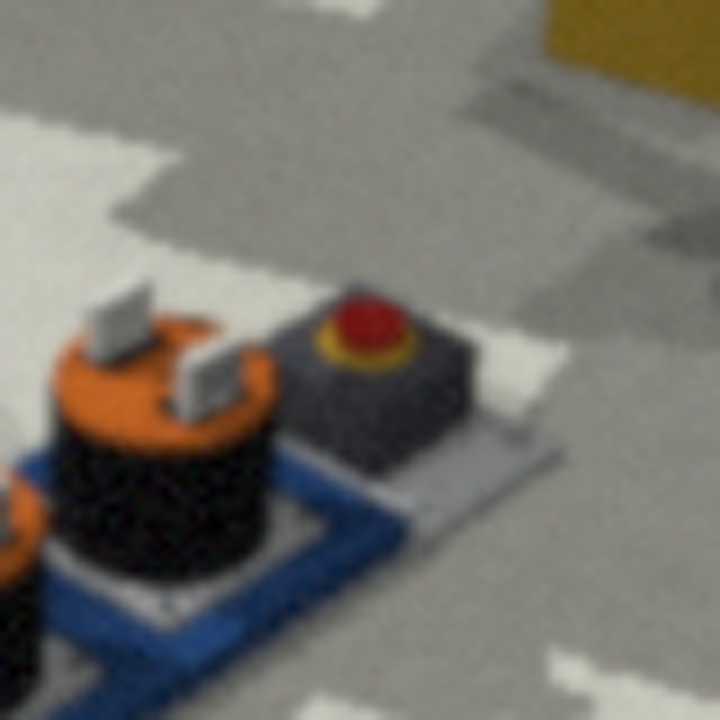

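Request:
apply_moves(travel=[[-30,-1,0],[-70,-2,0],[-110,-4,0],[-151,-6,0],[-151,-6,0]], dr=[[0,0,0],[0,0,0],[0,0,0],[0,0,0],[0,0,0]], grip=[0.1,0.1,0.1,0.1,0.1])

```text
time: 48.85
position: [0.5676, 0.0554, 0.1732]
ee_rot: [-0.0, 0.706, 0.708, -0.002]
contact_force: [-0.0, 0.4, -4.6]
width: 0.0141
```

```bash
python3 -c "
from h import *
st();im,K,T=shot('scene','s6.png');crop(im,280,150,90,'c46.png',5)
goto(.57,-.12,.175,np.radians(130))"
```

```text
t 48.85 p [567.6  55.4 173.2] yaw 90.15 w 14.1 F [-0.   0.4 -4.6] q [ 0.1   0.12  0.1   1.55 -0.    0.1 ]
travel [-177.3    1.6   -1.7] dr [-1.40e-01 -2.00e-02 -3.98e+01] |d| 177.3
```

View pics/c46.png

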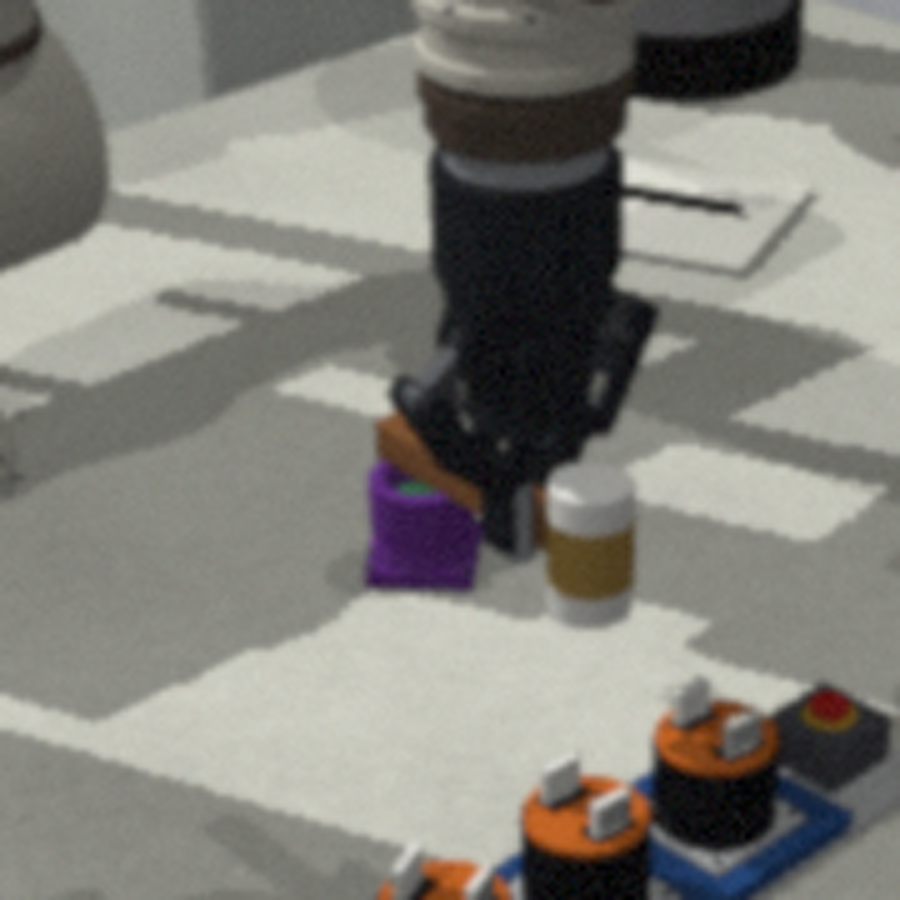

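Request:
apply_moves(travel=[[-35,0,0],[-71,0,0],[-106,0,0],[-142,1,0],[-177,1,0]], dr=[[0,0,-8],[0,0,-16],[0,0,-24],[0,0,-32],[0,0,-40]], grip=[0.1,0.1,0.1,0.1,0.1])

```text
time: 49.4
position: [0.5705, -0.1179, 0.1735]
ee_rot: [-0.001, 0.416, 0.909, -0.0]
contact_force: [-0.0, -0.6, -4.1]
width: 0.0141
```

```bash
python3 -c "
from h import *
st();goto(.6145,-.3247,.175,np.radians(170))"
```

```text
t 49.4 p [ 570.5 -117.9  173.5] yaw 130.78 w 14.1 F [-0.  -0.6 -4.1] q [-0.2   0.15  0.14  1.56  0.   -0.92]
travel [-185.4 -101.7   -1.7] dr [-3.000e-02 -1.000e-01 -3.922e+01] |d| 211.4
```

Request:
apply_moves(travel=[[-37,-20,0],[-74,-41,0],[-111,-61,0],[-148,-81,0],[-185,-102,0]], dr=[[0,0,-8],[0,0,-16],[0,0,-24],[0,0,-32],[0,0,-39.2]], grip=[0.1,0.1,0.1,0.1,0.1])

```text
time: 49.9
position: [0.6133, -0.325, 0.1732]
ee_rot: [-0.001, 0.087, 0.996, 0.0]
contact_force: [1.1, 0.6, -3.6]
width: 0.014
```

Request:
apply_moves(travel=[[0,0,0],[0,0,0]], dr=[[0,0,0],[0,0,0]], grip=[0.1,0.1])

```text
time: 50.1
position: [0.6128, -0.3244, 0.1725]
ee_rot: [-0.001, 0.091, 0.996, 0.001]
contact_force: [1.0, -0.2, -4.8]
width: 0.0135
```

```bash
python3 -c "
from h import *
st();goto(.6145,-.3247,.022,np.radians(170));im,K,T=shot('wrist','w42.png')"
```

```text
t 50.1 p [ 612.8 -324.4  172.5] yaw 169.5 w 13.5 F [ 1.  -0.2 -4.8] q [-0.49  0.44  0.49  1.62  0.   -1.87]
travel [-2.200e+00 -1.000e-01  1.505e+02] dr [ 0.07 -0.17 -0.5 ] |d| 150.5
```

View pics/w42.png

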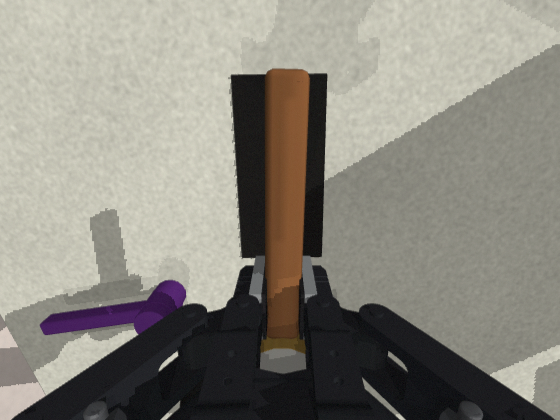

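View pics/w41.png

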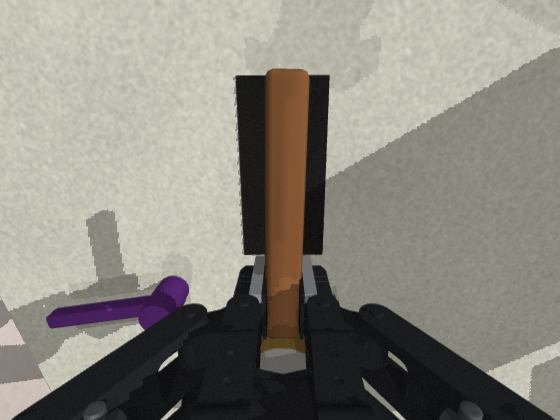

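Request:
apply_moves(travel=[[-1.5,0,40],[-1.5,0,80],[-1.5,0,115],[-1.5,0,138],[-1.5,0,149]], dr=[[0,0,-0.5],[0,0,-0.5],[0,0,-0.5],[0,0,-0.5],[0,0,-0.5]], grip=[0.1,0.1,0.1,0.1,0.1])

```text
time: 50.65
position: [0.6132, -0.3222, 0.0233]
ee_rot: [-0.002, 0.086, 0.996, 0.001]
contact_force: [-0.6, 0.5, -3.8]
width: 0.014
```

Request:
apply_moves(travel=[[0,0,3],[0,0,5.5],[0,0,6.5]], dr=[[0,0,0],[0,0,0],[0,0,0]], grip=[0.1,0.1,0.1])

```text
time: 50.95
position: [0.615, -0.3247, 0.0212]
ee_rot: [0.001, 0.086, 0.996, -0.0]
contact_force: [0.4, 0.0, -4.7]
width: 0.0141
```

```bash
python3 -c "
from h import *
st()"
```

```text
t 50.95 p [ 615.  -324.7   21.2] yaw 170.11 w 14.1 F [ 0.4  0.  -4.7] q [-0.49  0.45  0.21  1.33  0.   -1.88]
```

Request:
apply_moves(travel=[[0,0,2.5],[0,0,4.5],[0,0,5.5],[0,0,5.5]], dr=[[0,0,0],[0,0,0],[0,0,0],[0,0,0]], grip=[0.1,0.1,0.1,0.1])

```text
time: 51.35
position: [0.6147, -0.3251, 0.0157]
ee_rot: [0.001, 0.086, 0.996, -0.0]
contact_force: [-1.9, 0.2, 4.3]
width: 0.0139
```

```bash
python3 -c "
from h import *
st()"
```

```text
t 51.35 p [ 614.7 -325.1   15.7] yaw 170.08 w 13.9 F [-1.9  0.2  4.3] q [-0.49  0.45  0.2   1.32  0.   -1.88]
```

Request:
apply_moves(travel=[[0,0,0],[0,0,0],[0,0,0],[0,0,0],[0,0,0]], dr=[[0,0,0],[0,0,0],[0,0,0],[0,0,0],[0,0,0]], grip=[0.7,0.7,0.7,0.7,0.7], grip_force=40)

```text
time: 51.85
position: [0.6142, -0.3246, 0.0141]
ee_rot: [-0.0, 0.086, 0.996, 0.0]
contact_force: [-0.5, -0.6, 0.0]
width: 0.0597
```

Request:
apply_moves(travel=[[0,0,-15],[0,0,-40],[0,0,-80],[0,0,-120],[0,0,-155]], dr=[[0,0,0],[0,0,0],[0,0,0],[0,0,0],[0,0,0]], grip=[0.7,0.7,0.7,0.7,0.7])

```text
time: 52.35
position: [0.6142, -0.3246, 0.1728]
ee_rot: [0.001, 0.086, 0.996, -0.0]
contact_force: [0.3, -0.8, -0.3]
width: 0.0598
```

```bash
python3 -c "
from h import *
st();im,K,T=shot('wrist','w43.png');im,K,T=shot('scene','s7.png');im,K,T=shot('top','top3.png')"
```

```text
t 52.35 p [ 614.2 -324.6  172.8] yaw 170.1 w 59.8 F [ 0.3 -0.8 -0.3] q [-0.49  0.44  0.48  1.62 -0.   -1.88]
```

View pics/w43.png

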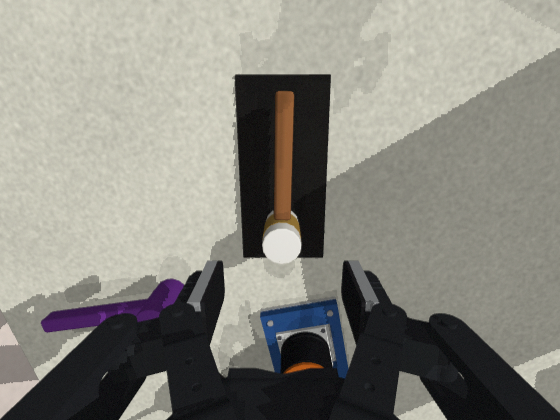

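View pics/s7.png

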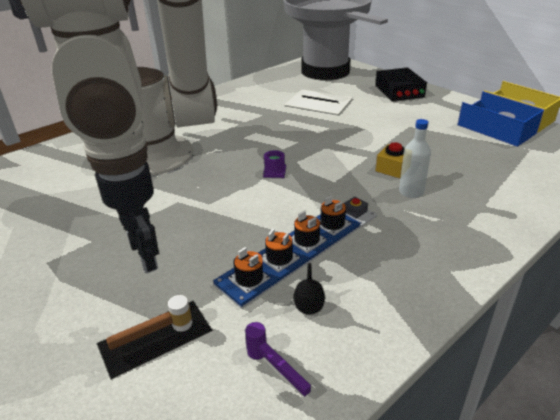

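View pics/top3.png

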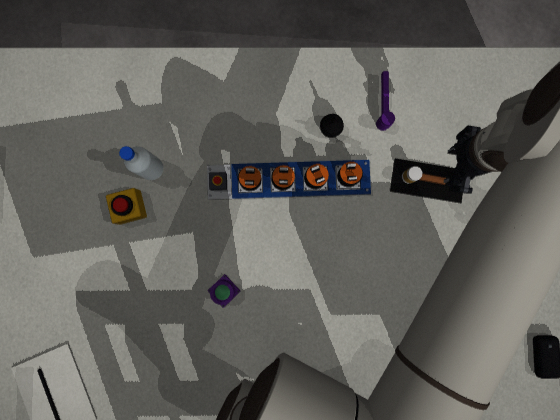

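```bash
python3 -c "
from h import *
def cen(f,x0,x1,y0,y1):
  a=cv2.imread(f'pics/{f}.png').astype(float)[y0:y1,x0:x1]
  w=np.clip(a[...,2]-1.4*np.maximum(a[...,1],a[...,0]),0,None);w[w<15]=0
  v,u=np.mgrid[y0:y1,x0:x1];return (w*u).sum()/w.sum(),(w*v).sum()/w.sum(),(w>0).sum()
for f in('s1','s3','s5','s6','s7'):print(f,cen(f,345,368,188,212))
s=imaging.camera_params('scene');t=imaging.camera_params('top')
for f in('top0','top3'):print(f,cen(f,208,228,170,192))
for p in(s,t):print(proj([[.611,.21,.052],[.611,.21,.0415],[.611,.21,.04]],p['camera_matrix'],p['T']))
for a,b in(('s1','s7'),):
  A=cv2.imread('pics/s1.png')[175:225,330:385];B=cv2.imread('pics/s7.png')[175:225,330:385]
  cv2.imwrite('pics/pin.png',cv2.resize(np.hstack([A,B]),None,fx=7,fy=7,interpolation=cv2.INTER_CUBIC))
"
```

```text
s1 (np.float64(355.74752660070936), np.float64(196.74827328728765), np.int64(37))
s3 (np.float64(355.47987700099486), np.float64(197.08980736185222), np.int64(40))
s5 (np.float64(355.0330361407419), np.float64(200.92007642095209), np.int64(46))
s6 (np.float64(355.3762607396339), np.float64(200.77708255509893), np.int64(43))
s7 (np.float64(355.38778384087306), np.float64(200.70348530188352), np.int64(44))
top0 (np.float64(216.14668930390494), np.float64(179.0810186757216), np.int64(53))
top3 (np.float64(216.6763971276928), np.float64(179.70535435529192), np.int64(53))
[[356.11040771 195.60597591]
 [355.83994616 199.22974969]
 [355.80153912 199.74434566]]
[[216.40129462 178.38622252]
 [216.95792799 178.99428566]
 [217.03658312 179.08020808]]
```

View pics/pin.png

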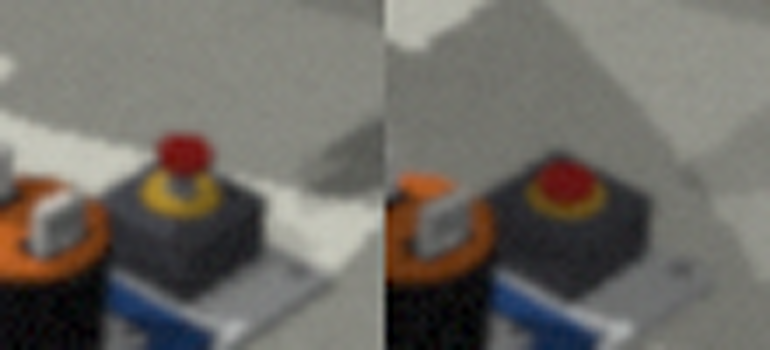

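```bash
python3 -c "
from rig import workorder
from h import *
st();print(workorder.hand_in())"
```

```text
t 52.5 p [ 615.3 -325.2  173.7] yaw 170.09 w 59.7 F [ 0.3 -0.2 -0.7] q [-0.49  0.43  0.48  1.61  0.   -1.88]
the job is handed in; nothing more can be done
None
```

I handed the job in at 52.5 s. All four lens units stand in their own pockets with caps fitted, the pin has been driven down with the mallet, and the mallet is back on its head on the mat.

**Caps:** In the wrist views after release, each cap lay level, with its tabs sprung out and its centre about 1 mm from the unit's axis. The last scene and top pictures showed all four still in place.

**Pin:** I struck it once at about 0.2 m/s, then pressed with the mallet. It resisted about 19 N with hardly any movement. Compared with the mallet resting on the mat, that puts the pin top at about 39.6 mm, against 40 mm when home. The camera images alone are less certain: they give about 10 to 11.4 mm of travel, on both sides of the 10.5 mm limit. I relied on the firm stop.

**Mallet:** The handle had not shifted in the grip after the blow. The mallet was set down within a few millimetres of where it was picked up.

**Bystanders:** The arm did not touch the bottle, blower, emergency stop or purple look-alikes. I saw none of them out of place in the last pictures, but I did not measure them. The third unit hit its pocket floor with a brief 48 N wrist reading, below the 120 N wrist limit. The 40 N limit is for the arm or gripper body, and only the held unit made contact there.

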